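# Load the tumbler from the mesh basket and set its timer

## Task

Lift the mesh basket, carry it to the tumbler and tip it spout first, low over the tub, until all four wooden balls have rolled out into the tub; do not touch the balls with the fingers. Stand the empty basket back upright on the middle of its rubber mat, setting it down before letting go, and then turn the timer dial clockwise to the long mark (the fourth click from off). Leave the other things on the bench where they are.

Things in the scene. Friction and masses are not known exactly. Their poses are not given: they have to be found in the camera images.
- basket: Loose steel wire-mesh basket, about 0.28 kg. Origin: centre of its underside, z up; spout along its own -x. Body 120 (x) by 116 (y) mm, walls 55 mm high; the -x end opens in a notch whose floor ramps up (27 degrees) from 45 to 95 mm out. Balls stay in below about 25 degrees of tilt and roll out when the -x end is tipped 45 to 60 degrees down. A rigid arch handle spans it along y over the origin.
- basket_handle (a point): Middle of the arch handle's top bar, 116 mm above the basket's underside. Flat steel bar 14 mm wide (x), 20 mm tall (z), 124 mm long (along basket y) with clear space under it; pinch it from above, the fingers closing along the basket's x. A grip of about 60 N or more holds it through the tilt.
- spout (a point): Middle of the spout's lip: 95 mm along -x from the basket's origin, 28 mm above its underside; the lip is 91 mm wide inside with 27 mm cheeks.
- basket_in (a point): Point inside the basket, 22 mm above its underside over its origin.
- ball0_center (a point): Centre of wooden ball 1 of 4 (alike): 38 mm diameter, 22 g, loose, starting in the basket.
- ball1_center (a point): Centre of wooden ball 2 of 4 (alike): 38 mm diameter, 22 g, loose, starting in the basket.
- ball2_center (a point): Centre of wooden ball 3 of 4 (alike): 38 mm diameter, 22 g, loose, starting in the basket.
- ball3_center (a point): Centre of wooden ball 4 of 4 (alike): 38 mm diameter, 22 g, loose, starting in the basket.
- mat: Flat black rubber mat fixed to the bench, 180 x 180 x 5 mm, origin at the centre of its underside; the basket starts on it, with the spout within about 25 degrees of the world -x direction.
- tumbler: Fixed vibrating tumbler, grey: base plate 200 (x) x 330 (y) mm, origin at the underside, z up. Open round tub centred at y = +55 mm; control pod 140 (x) x 100 (y) mm, top 70 mm above the bench, centred at y = -125 mm, carrying the timer dial. May stand left or right of the mat.
- tub_floor (a point): Centre of the tub's inner floor, 31 mm above the bench. The tub's rim is 100 mm above the bench; inside radius 83 mm at the floor, 100 mm at the rim.
- dial (a joint): Timer dial on the pod, turning about the vertical through dial_grip; value in rad, grows clockwise seen from above, stops at 0 (off) and 2.09. Sprung detents every 0.349 rad (20 degrees), peak torque about 0.1 N m: seven white ticks, numbers 0 to 6; at rest it sits on one. The fifth tick (fourth click from off, 1.396 rad) is the long one, pointing along the tumbler's -x. Starts on click 0, 1 or 2.
- dial_grip (a point): On the dial's axis, 96 mm above the bench, at the height to grip: a bar 50 mm long, 14 mm wide, its top at 108 mm and its lower edge at 78 mm on a 62 mm disc. The bar lies along the pointer; the pointer's direction is the long tick's direction turned (counter-clockwise from above) by 1.396 rad minus the dial's value.
- dial_pointer (a point): Tip of the dial's pointer, 30 mm out from the axis, on the disc's upper face (78 mm above the bench); a white line on the bar's top marks this end.
- glue: Bystander: closed white glue bottle, 60 mm diameter, 150 mm tall, origin at its foot.
- offcut: Bystander: wood offcut 60 x 130 x 36 mm, origin under its centre.
- sander: Bystander: cork sanding block 110 x 60 x 48 mm, origin under its centre.
- ball0: Wooden ball 1; its centre is ball0_center.
- ball1: Wooden ball 2; its centre is ball1_center.
- ball2: Wooden ball 3; its centre is ball2_center.
- ball3: Wooden ball 4; its centre is ball3_center.

How it is judged:
By the outcome, as a careful person would: the job done as asked, in the order asked, and still so for the second after the job is handed in, with the robot touching nothing.
It also fails if it takes over 72 s, if anything falls off the work surface, if the arm or the gripper's body presses on something with over 40 N, if the wrist force passes 120 N, or if a joint passes its speed limit or range.

## Robot

A 6-joint arm with a two-finger parallel gripper is mounted at the origin on the work surface. World frame = base frame: x ahead of the robot, y to its left, z up, the work surface at z = 0. Lengths are in mm, angles in rad, forces in N, time in s.
With the tool pointing down it reaches from about 250 to 775 mm from the base axis. Payload 8.9 kg.
Tool frame: the origin (TCP) lies between the finger pads; the fingertips stand 17 mm ahead of it and the grasp point (between the pads) lies 2 mm behind it (bot.tip_extent is the distance from the TCP to the fingertips, in mm); z points along the fingers, y is the direction in which the jaws open and shut (so a half turn about z gives the same grasp; the last joint's range is limited). The gripper opens to 85 mm and grips with 20 to 120 N. Pads are 22 mm wide; open, the fingers measure 114 mm over their backs; the gripper's body (76 mm by 85 mm) begins 54 mm behind the grasp point. The pads swing forward as they close: fully open they stand 13 mm farther back than shut.
Start: joints at [-1.257, 0.291, -0.153, 1.127, 0, 1.431], TCP at [229.681, -472.092, 248.305] pointing down, gripper open.
Joint ranges: [-2.52, 2.52], [-0.91, 1.74], [-1.3, 1.37], [-1.96, 2.02], [-1.52, 1.47], [-3.14, 3.14]. Speed limits (rad/s): [2.22, 2.22, 2.79, 3.14, 3.14, 3.14].

## Interface

Orientations are given as a unit quaternion [w, x, y, z].
In Python, from plant import state, viewer, workorder, bot gives the robot as it stands. The module is installed in compiled form; this text tells all that it offers.
- The arm moves only by the tool jog_arm, never from a script. Its argument "plan" is one flat list of numbers, 5 for each row, row after row: the opening, from -1 (shut) to 1 (fully open), so that 0 is half open, then the shift along the tool's x, y, z scaled (see below), then the turn about the tool's z scaled (see below). In form: [grip, x, y, z, yaw, grip, x, y, z, yaw, ...]. A call has 1 to 10 rows; each row shifts and turns the pose as measured when the row begins, along the tool's axes as they then stand; what a row does not reach is not made up. The controller multiplies each number of a shift by 15 cm and each number of a turn by pi rad. A row lasts 1/12 s, in which the tool goes at most 41.7 mm and 7.16 degrees, less where a joint would pass 70% of its speed; a pose out of reach is approached as far as the arm can. A call with a number of a shift or a turn outside -1 to 1 is refused whole. A call with a gripper value outside its range is refused whole. The fingers move at their own pace and stop on an object; "newtons" is the grip in N (left out, the last holds). Time passes only in rows, so rows that do not move let the fingers close. It gives the time, the measured TCP pose, the force and the opening at its end, in the units of the state.
- state(): the state, without advancing time (a new reading comes with each control period).
- viewer.snapshot(name): name is "scene" or "side" or "wrist"; returns the picture (384x512x3 uint8, blue, green, red); there is no depth.
- viewer.camera_model(name): a dict with "K" (3x3 intrinsics, pixels), "extrinsics" (4x4, takes a point from world to camera coordinates). Camera axes: x right, y down, z forward; pixel columns grow to the right and rows downward; lengths in mm; the calibration is good to about 2 mm. A picture is of the moment at which its call begins: read the wrist's pose just before it. camera_model takes no time and is no camera call; for the wrist camera it gives the pose at the moment of the call.
- workorder.hand_in(): hands the job in, once; it reports no verdict.
The state is a dict: "clock": time; "q": joint angles; "joint_vel": joint speeds; "tau": joint torques, N m; "position": TCP position; "tcp_rot": TCP orientation; "force": force on the tool from outside, world axes, zero at the start; "ft_torque": the same for the moment, N m; "gripper_width": finger opening in mm.
Only numpy, scipy, OpenCV 4.12 (cv2) and the standard library are available. Lean on these libraries where they do the work, as an engineer would, in place of code of your own. Each camera call takes 0.05 s, during which the arm holds its last target.

## Working session

There is one attempt and no reset: what is moved stays moved. The work goes in short steps, Python scripts to look and compute and a tool call to move; the robot and the scene stay as the last step left them, time stands still between calls to the robot, and variables do not carry over. Pictures are saved under pics/ and viewed, and the job is handed in when it is done.

Besides the shell and the picture viewer there is one more tool, called after "Call:" by a JSON object that holds its "op" and its "data", one argument or row to a line. jog_arm: Moves the arm, as the interface text tells. Its arguments: {"type":"object","properties":{"plan":{"type":"array"},"newtons":{"type":"number"}},"required":["plan"]}

```bash
mkdir -p pics; ls -la
python3 - <<'E'
from plant import state, viewer, workorder, bot
import cv2
s=state(); print(s); print([a for a in dir(bot) if a[0]!='_'], bot.tip_extent)
for n in ['scene','side','wrist']:
    cv2.imwrite(f'pics/{n}0.png',viewer.snapshot(n)); m=viewer.camera_model(n); print(n,m['K'].tolist(),m['extrinsics'].round(4).tolist())
E
```

```text
total 12
drwxr-xr-x  3 agent agent 4096 Dec  7 16:19 .
drwxr-xr-x 23 root  root  4096 Dec  7 16:19 ..
drwxr-xr-x  2 agent agent 4096 Dec  7 16:19 pics
{'clock': 0.0, 'q': array([-1.25728113e+00,  2.91248658e-01, -1.54126774e-01,  1.12667113e+00,
       -1.53290788e-05,  1.43153356e+00]), 'joint_vel': array([ 0.00040645, -0.00035348,  0.00199346,  0.00341043, -0.00163514,
        0.00138698]), 'tau': array([ 4.70755349e-04, -5.37145257e+01,  3.31372476e+01,  1.61703868e-02,
       -1.00029140e-04,  2.58285161e-05]), 'position': array([ 229.56015409, -471.70221298,  247.74853751]), 'tcp_rot': array([-6.22080316e-04,  9.74483085e-01,  2.24460077e-01, -6.20307844e-05]), 'force': array([ 0.08133871, -0.38559917, -0.42017805]), 'ft_torque': array([ 0.03322854,  0.01825066, -0.04317015]), 'gripper_width': 85.70273015140945}
['Unreachable', 'tip_extent'] 17.0
scene [[449.1644929940313, 0.0, 260.0109058788687], [0.0, 449.1644929940313, 187.45359629115939], [0.0, 0.0, 1.0]] [[-0.1485, 0.9889, -0.0072, 83.9532], [0.8516, 0.1242, -0.5092, -420.864], [-0.5026, -0.0817, -0.8606, 1417.6121], [0.0, 0.0, 0.0, 1.0]]
side [[358.0783767132878, 0.0, 256.2789434933193], [0.0, 358.0783767132878, 188.27889473196169], [0.0, 0.0, 1.0]] [[-0.9212, -0.3883, -0.0239, 521.5987], [-0.1628, 0.4404, -0.8829, 208.332], [0.3534, -0.8095, -0.4689, 576.7504], [0.0, 0.0, 0.0, 1.0]]
wrist [[305.8819107076243, 0.0, 248.76170073185537], [0.0, 305.8819107076243, 195.06806784634634], [0.0, 0.0, 1.0]] [[0.438, -0.899, -0.0014, -526.3789], [-0.8577, -0.4183, 0.299, -39.1732], [-0.2694, -0.1298, -0.9542, 380.7897], [0.0, 0.0, 0.0, 1.0]]
```

View pics/scene0.png

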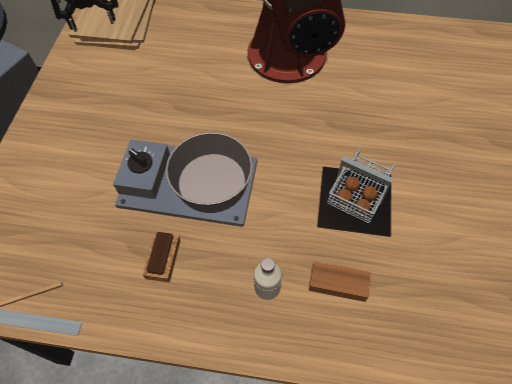

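View pics/side0.png

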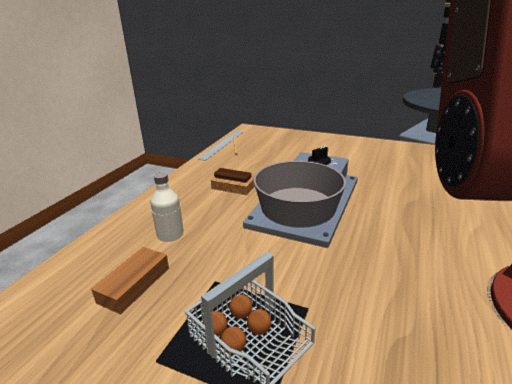

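View pics/wrist0.png

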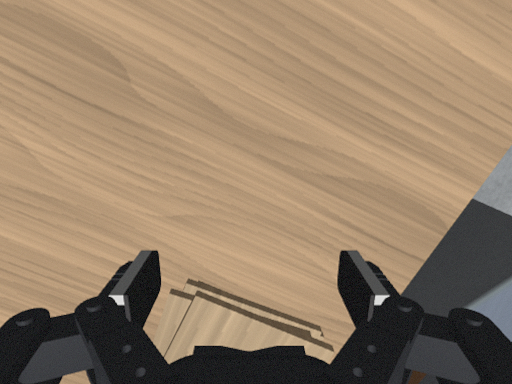

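```bash
cat > h.py <<'E'
from plant import state, viewer, workorder, bot
import cv2, numpy as np
def ray(n,uv,z,m=None):
    m=m or viewer.camera_model(n); K=m['K'];E=m['extrinsics'];R=E[:3,:3];t=E[:3,3]
    d=R.T@np.linalg.solve(K,[uv[0],uv[1],1]);c=-R.T@t
    return c+d*(z-c[2])/d[2]
def proj(n,P,m=None):
    m=m or viewer.camera_model(n); p=m['extrinsics'][:3]@np.r_[P,1];p=m['K']@p;return p[:2]/p[2]
def crop(src,dst,x0,y0,w,h,s):
    im=cv2.imread(src)[y0:y0+h,x0:x0+w];cv2.imwrite(dst,cv2.resize(im,None,fx=s,fy=s,interpolation=cv2.INTER_CUBIC))
E
python3 - <<'E'
from h import *
crop('pics/scene0.png','pics/c1.png',310,140,100,100,6)
crop('pics/scene0.png','pics/c2.png',105,125,160,100,5)
crop('pics/side0.png','pics/c3.png',150,240,190,144,4)
E
```

```text
(no output)
```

View pics/c1.png

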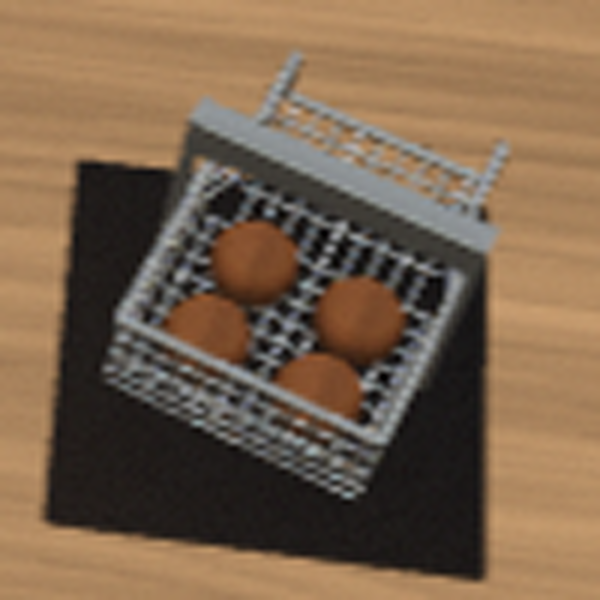

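View pics/c2.png

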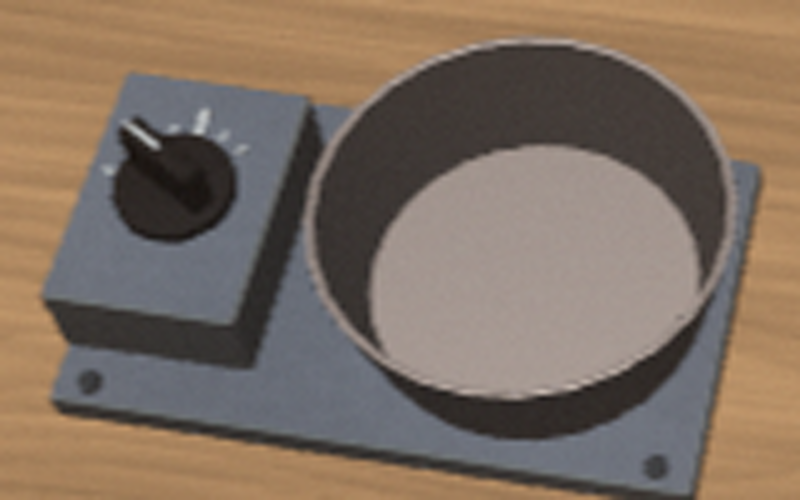

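View pics/c3.png

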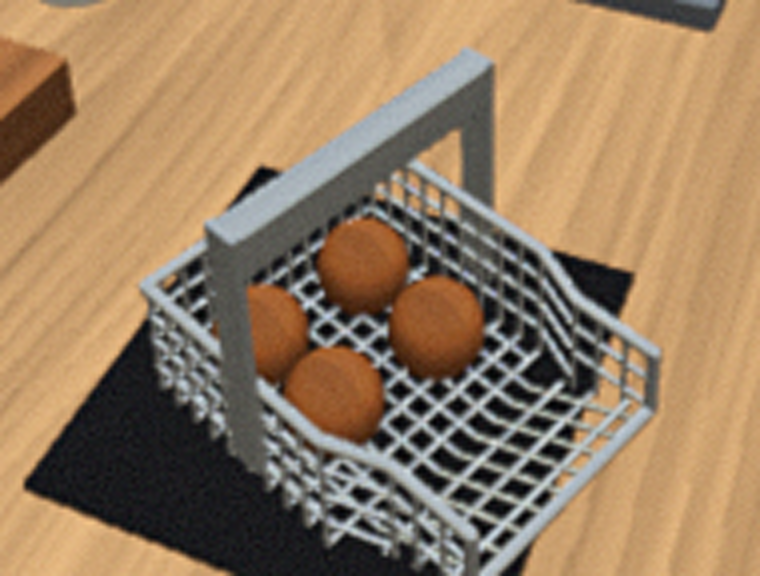

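Run:
```python
from h import *
def px(c,s,x0,y0): return ((c[0]+.5)/s-.5+x0,(c[1]+.5)/s-.5+y0)
A=lambda c:px(c,6,310,140); B=lambda c:px(c,5,105,125)
f=lambda n,c,z: ray('scene',c,z).round(1)
m=viewer.camera_model('scene')
for n,c in dict(TL=(80,160),BL=(45,522),BR=(483,578)).items(): print('mat',n,f(n,A(c),5))
hl=f(0,A((198,110)),131);hr=f(0,A((494,240)),131);print('handle',hl,hr,np.linalg.norm(hl-hr),(hl+hr)/2,np.degrees(np.arctan2(*(hr-hl)[[1,0]])))
for n,c,z in [('podTL',(130,73),70),('podTR',(312,97),70),('podBR',(237,326),70),('podBL',(43,298),70),('plateBL',(52,402),10),('plateTR',(762,170),10),('plateBR',(697,490),10),
 ('dialc',(174,187),78),('ptr',(126,122),108),('ptr2',(155,147),108),('barend',(200,205),108),('long',(204,122),70),('t0',(108,170),70),('t6',(240,150),70),
 ('rimL',(306,215),100),('rimR',(736,210),100),('rimT',(530,39),100),('rimB',(500,398),100)]: print(n,f(0,B(c),z))
# side handle
S=lambda c:px(c,4,150,240)
a=ray('side',S((222,230)),131);b=ray('side',S((478,60)),131);print('side handle',a,b,(a+b)/2)
```

```text
mat TL [409.6 146.    5. ]
mat BL [589.  145.6   5. ]
mat BR [588.3 323.    5. ]
handle [464.3 182.2 131. ] [508.1 296.8 131. ] 122.6849624037111 [486.2 239.5 131. ] 69.08319619665728
podTL [ 441.2 -357.5   70. ]
podTR [ 442.6 -260.    70. ]
podBR [ 580.8 -261.4   70. ]
podBL [ 579.1 -359.6   70. ]
plateBL [ 605.3 -364.3   10. ]
plateTR [413.9 -30.8  10. ]
plateBR [606.7 -33.6  10. ]
dialc [ 511.8 -311.2   78. ]
ptr [ 496.5 -332.7  108. ]
ptr2 [ 508.9 -314.3  108. ]
barend [ 538.5 -283.1  108. ]
long [ 465.9 -310.8   70. ]
t0 [ 501.6 -350.6   70. ]
t6 [ 480.1 -287.9   70. ]
rimL [ 531.9 -234.1  100. ]
rimR [499.2 -29.2 100. ]
rimT [ 412.1 -148.7  100. ]
rimB [ 616.7 -120.2  100. ]
side handle [509.88252498 293.90932462 131.        ] [464.45796027 184.34694714 131.        ] [487.17024263 239.12813588 131.        ]
```

Call:
{"op": "jog_arm", "data": {
  "plan": [1,0,0.25,0,0,1,0,0.25,0,0,1,0,0.25,0,0,1,0,0.25,0,0,1,0,0.25,0,0,1,0,0.25,0,0,1,0,0.25,0,0,1,0,0.25,0,0]
}}

```text
clock: 0.82
position: [347.0, -711.6, 244.2]
tcp_rot: [-0.006, 0.975, 0.224, -0.001]
force: [0.0, -1.2, 0.1]
gripper_width: 85.3
```

Call:
{"op": "jog_arm", "data": {
  "plan": [1,0,0.25,0,0,1,0,0.25,0,0,1,0,0.25,0,0,1,0,0.25,0,0,1,0,0.25,0,0]
}}

```text
clock: 1.23
position: [379.2, -778.0, 201.6]
tcp_rot: [0.029, 0.974, 0.224, 0.007]
force: [0.0, -0.4, 1.4]
gripper_width: 85.4
```

```bash
cat >> h.py <<'E'
from scipy.spatial.transform import Rotation as Rn
def st():
    s=state();w,x,y,z=s['tcp_rot'];R=Rn.from_quat([x,y,z,w]).as_matrix()
    p=s['position'];print('t',round(s['clock'],2),'q',s['q'].round(3),'p',p.round(1),'r',round(np.hypot(p[0],p[1]),1),'toolz',R[:,2].round(3),'tooly',R[:,1].round(3),'tilt',round(np.degrees(np.arccos(-R[2,2])),1),'F',s['force'].round(1),'w',round(s['gripper_width'],1))
    return s,R
E
python3 -c "
from h import *
st()"
```

```text
t 1.23 q [-1.204  1.173  1.364  1.703  0.006  1.486] p [ 379.2 -778.   201.6] r 865.5 toolz [ 0.027 -0.053 -0.998] tooly [ 0.436 -0.898  0.059] tilt 3.4 F [ 0.  -0.4  1.4] w 85.4
```

Call:
{"op": "jog_arm", "data": {
  "plan": [1,0,0.25,-0.1,0,1,0,0.25,-0.1,0,1,0,0.25,-0.1,0,1,0,0.25,-0.1,0,1,0,0.25,-0.1,0]
}}

```text
clock: 1.65
position: [402.7, -826.3, 242.9]
tcp_rot: [0.106, 0.969, 0.223, 0.023]
force: [0.1, -0.7, -0.1]
gripper_width: 85.4
```

```bash
python3 -c "
from h import *
st()"
```

```text
t 1.65 q [-1.202  1.136  1.366  1.584  0.016  1.489] p [ 402.7 -826.3  242.9] r 919.2 toolz [ 0.093 -0.196 -0.976] tooly [ 0.426 -0.878  0.217] tilt 12.5 F [ 0.1 -0.7 -0.1] w 85.4
```

Call:
{"op": "jog_arm", "data": {
  "plan": [1,0,0.25,-0.1,0,1,0,0.25,-0.1,0,1,0,0.25,-0.1,0,1,0,0.25,-0.1,0,1,0,0.25,-0.1,0,1,0,0.25,-0.1,0,1,0,0.25,-0.1,0,1,0,0.25,-0.1,0,1,0,0.25,-0.1,0,1,0,0.25,-0.1,0]
}}

```text
clock: 2.48
position: [434.1, -888.6, 416.9]
tcp_rot: [0.269, 0.937, 0.215, 0.057]
force: [-0.6, -0.7, -0.1]
gripper_width: 85.1
```

```bash
python3 -c "
from h import *
st()
D=[([0.2912487,-0.1541268,1.1266711],524.6,247.75),([1.173,1.364,1.703],865.5,201.6),([1.136,1.366,1.584],919.2,242.9)]
s=state();q=s['q'];D.append((q[1:4],np.hypot(*s['position'][:2]),s['position'][2]))
from scipy.optimize import least_squares
def fk(P,q):
    h,L1,o,L2,L3,r0,a=P
    e=q[0]-q[1]  # forearm below horizontal
    w=q[0]-q[1]+q[2]
    r=r0+L1*np.sin(q[0])+L2*np.cos(e)+o*np.sin(e)+L3*np.cos(w)
    z=h+L1*np.cos(q[0])-L2*np.sin(e)+o*np.cos(e)-L3*np.sin(w)
    return r,z
f=lambda P:np.concatenate([np.subtract(fk(P,q),(r,z)) for q,r,z in D]+[1e-3*(P-[250,350,0,350,250,0,0])])
o=least_squares(f,[250,350,0,350,250,0,0]);print(o.x.round(1),o.fun.round(2))
"
```

```text
t 2.48 q [-1.201  0.985  1.365  1.395  0.034  1.499] p [ 434.1 -888.6  416.9] r 989.0 toolz [ 0.222 -0.48  -0.849] tooly [ 0.373 -0.762  0.529] tilt 31.9 F [-0.6 -0.7 -0.1] w 85.1
[296.6 509.6  62.5 385.3 427.4   4.1   0. ] [-0.   -0.    0.01  0.27 -0.01 -0.33 -0.    0.07  0.05  0.16  0.06  0.04
  0.18  0.    0.  ]
```

Call:
{"op": "jog_arm", "data": {
  "plan": [1,0,-0.23,-0.145,0,1,0,-0.23,-0.145,0,1,0,-0.23,-0.145,0,1,0,-0.23,-0.145,0,1,0,-0.23,-0.145,0,1,0,-0.23,-0.145,0,1,0,-0.23,-0.145,0,1,0,-0.23,-0.145,0,1,0,-0.23,-0.145,0,1,0,-0.23,-0.145,0]
}}

```text
clock: 3.32
position: [298.8, -610.2, 429.3]
tcp_rot: [0.28, 0.934, 0.215, 0.058]
force: [0.3, 0.9, 1.5]
gripper_width: 85.8
```

```bash
python3 -c "
from h import *
st()"
```

```text
t 3.32 q [-1.251  0.101 -0.102  0.791  0.061  1.457] p [ 298.8 -610.2  429.3] r 679.4 toolz [ 0.229 -0.498 -0.837] tooly [ 0.368 -0.751  0.548] tilt 33.2 F [0.3 0.9 1.5] w 85.8
```

Call:
{"op": "jog_arm", "data": {
  "plan": [1,0,-0.27,0,0,1,0,-0.27,0,0,1,0,-0.27,0,0,1,0,-0.27,0,0,1,0,-0.27,0,0,1,0,-0.27,0,0,1,0,-0.27,0,0,1,0,-0.27,0,0]
}}

```text
clock: 3.98
position: [177.1, -360.2, 255.0]
tcp_rot: [0.297, 0.929, 0.215, 0.06]
force: [-1.1, 0.1, 0.1]
gripper_width: 85.5
```

```bash
python3 -c "
from h import *
st()"
```

```text
t 3.98 q [-1.42  -0.429 -0.998  0.405  0.157  1.315] p [ 177.1 -360.2  255. ] r 401.4 toolz [ 0.238 -0.526 -0.817] tooly [ 0.364 -0.731  0.577] tilt 35.2 F [-1.1  0.1  0.1] w 85.5
```

Call:
{"op": "jog_arm", "data": {
  "plan": [1,0,-0.165,-0.115,0,1,0,-0.165,-0.115,0,1,0,-0.165,-0.115,0,1,0,-0.165,-0.115,0,1,0,-0.165,-0.115,0,1,0,-0.165,-0.115,0]
}}

```text
clock: 4.48
position: [110.2, -232.7, 242.4]
tcp_rot: [0.281, 0.932, 0.224, 0.053]
force: [-1.1, 0.0, -0.7]
gripper_width: 85.3
```

```bash
python3 -c "
from h import *
st()"
```

```text
t 4.48 q [-2.047 -0.849 -1.067  0.966  0.443  0.712] p [ 110.2 -232.7  242.4] r 257.5 toolz [ 0.225 -0.499 -0.837] tooly [ 0.387 -0.742  0.547] tilt 33.2 F [-1.1  0.  -0.7] w 85.3
```

Call:
{"op": "jog_arm", "data": {
  "plan": [1,0,-0.12,-0.08,0,1,0,-0.12,-0.08,0,1,0,-0.12,-0.08,0]
}}

```text
clock: 4.73
position: [97.9, -212.4, 237.7]
tcp_rot: [0.265, 0.936, 0.227, 0.046]
force: [-1.1, 0.5, -1.5]
gripper_width: 85.4
```

```bash
python3 -c "
from h import *
st()"
```

```text
t 4.73 q [-2.436 -0.882 -1.046  1.233  0.519  0.275] p [  97.9 -212.4  237.7] r 233.9 toolz [ 0.207 -0.475 -0.855] tooly [ 0.401 -0.756  0.517] tilt 31.2 F [-1.1  0.5 -1.5] w 85.4
```

```bash
cat >> h.py <<'E'
def plan(*targets,step=38,grip=1,R=None,p=None):
    s=state();w,x,y,z=s['tcp_rot']
    if R is None: R=Rn.from_quat([x,y,z,w]).as_matrix()
    if p is None: p=s['position']
    for t in targets:
        d=np.array(t)-p;n=int(np.ceil(np.linalg.norm(d)/step));l=(R.T@d)/150/n
        print('->',t,n,'rows of',l.round(3));p=np.array(t,float)
E
python3 -c "
from h import *
st();plan((270,-270,280),(380,0,330),(200,330,330),(-150,350,330),(-220,550,330))"
```

```text
t 4.73 q [-2.436 -0.882 -1.046  1.233  0.519  0.275] p [  97.9 -212.4  237.7] r 233.9 toolz [ 0.207 -0.475 -0.855] tooly [ 0.401 -0.756  0.517] tilt 31.2 F [-1.1  0.5 -1.5] w 85.4
-> (270, -270, 280) 5 rows of [0.168 0.179 0.036]
-> (380, 0, 330) 8 rows of [ 0.182 -0.112 -0.124]
-> (200, 330, 330) 10 rows of [-0.008 -0.214 -0.129]
-> (-150, 350, 330) 10 rows of [-0.202 -0.104 -0.055]
-> (-220, 550, 330) 6 rows of [ 0.031 -0.199 -0.122]
```

Call:
{"op": "jog_arm", "data": {
  "plan": [1,0.17,0.18,0.035,0,1,0.17,0.18,0.035,0,1,0.17,0.18,0.035,0,1,0.17,0.18,0.035,0,1,0.17,0.18,0.035,0,1,0.18,-0.11,-0.125,0,1,0.18,-0.11,-0.125,0,1,0.18,-0.11,-0.125,0,1,0.18,-0.11,-0.125,0,1,0.18,-0.11,-0.125,0]
}}

```text
clock: 5.57
position: [142.2, -140.6, 248.8]
tcp_rot: [0.214, 0.949, 0.227, 0.037]
force: [0.1, 0.1, -0.6]
gripper_width: 85.4
```

```bash
python3 -c "
from h import *
st();plan((380,0,330),(200,330,330),(-150,400,330),(-220,550,330))"
```

```text
t 5.57 q [-1.129 -0.851 -1.003  0.98  -0.015  1.54 ] p [ 142.2 -140.6  248.8] r 200.0 toolz [ 0.168 -0.39  -0.905] tooly [ 0.416 -0.805  0.424] tilt 25.1 F [ 0.1  0.1 -0.6] w 85.4
-> (380, 0, 330) 8 rows of [ 0.228  0.017 -0.074]
-> (200, 330, 330) 10 rows of [-0.009 -0.227 -0.106]
-> (-150, 400, 330) 10 rows of [-0.188 -0.135 -0.057]
-> (-220, 550, 330) 5 rows of [ 0.006 -0.2   -0.094]
```

Call:
{"op": "jog_arm", "data": {
  "plan": [1,0.23,0.02,-0.075,0,1,0.23,0.02,-0.075,0,1,0.23,0.02,-0.075,0,1,0.23,0.02,-0.075,0,1,0.23,0.02,-0.075,0,1,0.23,0.02,-0.075,0,1,0.23,0.02,-0.075,0,1,0.23,0.02,-0.075,0,1,0,-0.225,-0.105,0,1,0,-0.225,-0.105,0]
}}

```text
clock: 6.4
position: [256.2, -9.2, 303.5]
tcp_rot: [0.206, 0.952, 0.224, 0.044]
force: [0.3, 0.6, -0.4]
gripper_width: 85.5
```

Call:
{"op": "jog_arm", "data": {
  "plan": [1,0,-0.225,-0.105,0,1,0,-0.225,-0.105,0,1,0,-0.225,-0.105,0,1,0,-0.225,-0.105,0,1,0,-0.225,-0.105,0,1,0,-0.225,-0.105,0,1,0,-0.225,-0.105,0,1,0,-0.225,-0.105,0]
}}

```text
clock: 7.07
position: [198.4, 112.8, 321.7]
tcp_rot: [0.139, 0.947, 0.285, 0.043]
force: [0.0, 0.2, -0.1]
gripper_width: 85.5
```

```bash
python3 -c "
from h import *
st();plan((-150,400,330),(-220,550,330))"
```

```text
t 7.07 q [ 0.585 -0.321 -0.595  1.294 -0.292  3.141] p [198.4 112.8 321.7] r 228.2 toolz [ 0.161 -0.239 -0.958] tooly [ 0.529 -0.798  0.288] tilt 16.7 F [ 0.   0.2 -0.1] w 85.5
-> (-150, 400, 330) 12 rows of [-0.073 -0.228 -0.074]
-> (-220, 550, 330) 5 rows of [ 0.033 -0.209 -0.063]
```

```bash
cat > fkfit.py <<'E'
import numpy as np
from scipy.spatial.transform import Rotation as Rn
from scipy.optimize import least_squares
def fk(P,q):
    h,L1,o,L2,L3,r0,d1,L4,d2=P
    c,s=np.cos,np.sin
    e=q[1]-q[2]; w=e+q[3]
    # plane coords: X radial, Y left, Z up
    r=r0+L1*s(q[1])+L2*c(e)+o*s(e); z=h+L1*c(q[1])-L2*s(e)+o*c(e)
    Rw=Rn.from_euler('y',w).as_matrix()   # x axis points along forearm-tool dir
    base=Rn.from_euler('z',q[0]).as_matrix()
    R5=Rw@Rn.from_euler('z',q[4]).as_matrix()
    p=np.array([r,d1,z])+Rw@np.array([L3,d2,0])+R5@np.array([L4,0,0])
    # tool: z along x of R5
    T=R5@np.array([[0,0,1.],[0,-1,0],[1,0,0]]).T
    T=T@Rn.from_euler('z',q[5]).as_matrix()
    return base@p, base@T
D=[
([-1.25728113e+00,2.91248658e-01,-1.54126774e-01,1.12667113,0,1.43153356],(229.56,-471.7,247.75),(0,0,-1),(.4375,-.899,0)),
([-1.204,1.173,1.364,1.703,.006,1.486],(379.2,-778,201.6),(.027,-.053,-.998),(.436,-.898,.059)),
([-1.201,.985,1.365,1.395,.034,1.499],(434.1,-888.6,416.9),(.222,-.48,-.849),(.373,-.762,.529)),
([-1.251,.101,-.102,.791,.061,1.457],(298.8,-610.2,429.3),(.229,-.498,-.837),(.368,-.751,.548)),
([-1.42,-.429,-.998,.405,.157,1.315],(177.1,-360.2,255),(.238,-.526,-.817),(.364,-.731,.577)),
([-2.436,-.882,-1.046,1.233,.519,.275],(97.9,-212.4,237.7),(.207,-.475,-.855),(.401,-.756,.517)),
([-1.129,-.851,-1.003,.98,-.015,1.54],(142.2,-140.6,248.8),(.168,-.39,-.905),(.416,-.805,.424)),
([.585,-.321,-.595,1.294,-.292,3.141],(198.4,112.8,321.7),(.161,-.239,-.958),(.529,-.798,.288))]
if __name__=='__main__':
    for q,p,tz,ty in D[:1]+D[5:]:
        _,T=fk([300,500,60,385,200,0,70,200,0],q);print(T[:,2].round(3),tz,T[:,1].round(3),ty)
    P0=np.array([300,500,60,385,200,0,70,200,0.])
    f=lambda P:np.concatenate([fk(P,q)[0]-p for q,p,_,_ in D]+[1e-3*(P-P0)])
    o=least_squares(f,P0);print(o.x.round(1).tolist());print(o.fun[:24].reshape(-1,3).round(1))
E
python3 fkfit.py
```

```text
[-0.     0.001 -1.   ] (0, 0, -1) [-0.437  0.899  0.001] (0.4375, -0.899, 0)
[ 0.207 -0.475 -0.855] (0.207, -0.475, -0.855) [-0.401  0.756 -0.517] (0.401, -0.756, 0.517)
[ 0.168 -0.39  -0.905] (0.168, -0.39, -0.905) [-0.415  0.805 -0.424] (0.416, -0.805, 0.424)
[ 0.161 -0.239 -0.958] (0.161, -0.239, -0.958) [-0.529  0.799 -0.288] (0.529, -0.798, 0.288)
[298.1, 509.9, 60.1, 385.8, 119.8, -0.4, 71.4, 306.9, 1.7]
[[ 0.1 -0.   0.1]
 [-0.1  0.1  0.3]
 [-0.1 -0.1 -0.4]
 [-0.  -0.2 -0. ]
 [-0.   0.1 -0.3]
 [ 0.  -0.   0.3]
 [-0.  -0.   0.1]
 [-0.2  0.1 -0. ]]
```

```bash
cat > sim.py <<'E'
import numpy as np
from fkfit import fk as _fk, Rn
from scipy.optimize import least_squares
P=[298.1,509.9,60.1,385.8,119.8,-0.4,71.4,306.9,1.7]
LO=np.array([-2.52,-.91,-1.3,-1.96,-1.52,-3.14]);HI=np.array([2.52,1.74,1.37,2.02,1.47,3.14])
VM=np.array([2.22,2.22,2.79,3.14,3.14,3.14])*.7/12
F=np.diag([-1,-1,1.])
def fk(q):
    p,T=_fk(P,q);return p,T@F
def row(q,sh,yaw,W=300.):
    p,T=fk(q);d=np.array(sh)*150.;n=np.linalg.norm(d)
    if n>41.7:d*=41.7/n
    y=np.clip(yaw*np.pi,-.125,.125)
    pt=p+T@d;Tt=T@Rn.from_euler('z',y).as_matrix()
    def f(x):
        pp,TT=fk(x);return np.r_[pp-pt,W*Rn.from_matrix(TT@Tt.T).as_rotvec(),.01*(x-q)]
    x0=np.clip(q,LO+1e-3,HI-1e-3)
    x=least_squares(f,x0,bounds=(LO,HI)).x
    dq=x-q;k=max(1,np.max(np.abs(dq)/VM));return q+dq/k
def run(q,rows,W=300.):
    for r in rows:q=row(q,r[:3],r[3],W)
    return q
def show(q):
    p,T=fk(q);print('q',q.round(2),'p',p.round(0),'tz',T[:,2].round(3),'ty',T[:,1].round(2),'tilt',np.degrees(np.arccos(-T[2,2])).round(1),'tiltaz',np.degrees(np.arctan2(T[1,2],T[0,2])).round(0))
if __name__=='__main__':
    q=np.array([-1.204,1.173,1.364,1.703,.006,1.486])
    for W in (100,200,300,500,1000):
        a=run(q,[(0,.25,-.1,0)]*5,W);show(a);b=run(a,[(0,.25,-.1,0)]*10,W);show(b)
E
time python3 sim.py
```

```text
q [-1.2   1.1   1.37  1.34  0.03  1.5 ] p [ 446. -916.  314.] tz [ 0.202 -0.436 -0.877] ty [ 0.38 -0.79  0.48] tilt 28.7 tiltaz -65.0
q [-1.19  0.93  1.37  0.79  0.06  1.53] p [  501. -1020.   676.] tz [ 0.399 -0.852 -0.339] ty [ 0.16 -0.3   0.94] tilt 70.2 tiltaz -65.0
q [-1.2   1.11  1.37  1.39  0.03  1.5 ] p [ 437. -897.  300.] tz [ 0.181 -0.389 -0.903] ty [ 0.4  -0.81  0.43] tilt 25.4 tiltaz -65.0
q [-1.2   0.93  1.37  0.92  0.05  1.53] p [ 490. -999.  626.] tz [ 0.375 -0.805 -0.461] ty [ 0.21 -0.41  0.89] tilt 62.6 tiltaz -65.0
q [-1.2   1.11  1.37  1.46  0.02  1.49] p [ 426. -875.  283.] tz [ 0.154 -0.331 -0.931] ty [ 0.41 -0.84  0.36] tilt 21.4 tiltaz -65.0
q [-1.2   0.94  1.37  1.07  0.05  1.52] p [ 476. -971.  561.] tz [ 0.337 -0.727 -0.598] ty [ 0.27 -0.53  0.8 ] tilt 53.3 tiltaz -65.0
q [-1.2   1.13  1.37  1.56  0.02  1.49] p [ 408. -837.  255.] tz [ 0.107 -0.229 -0.967] ty [ 0.42 -0.87  0.25] tilt 14.7 tiltaz -65.0
q [-1.2   0.98  1.37  1.33  0.04  1.5 ] p [ 445. -910.  440.] tz [ 0.249 -0.538 -0.806] ty [ 0.35 -0.72  0.59] tilt 36.3 tiltaz -65.0
q [-1.2   1.15  1.37  1.66  0.01  1.49] p [ 388. -797.  227.] tz [ 0.056 -0.116 -0.992] ty [ 0.43 -0.89  0.13] tilt 7.4 tiltaz -64.0
q [-1.2   1.07  1.37  1.6   0.02  1.49] p [ 401. -824.  301.] tz [ 0.113 -0.243 -0.964] ty [ 0.42 -0.87  0.27] tilt 15.5 tiltaz -65.0
real	0m2.813s
user	0m3.258s
sys	0m0.132s
```

```bash
cat > s2.py <<'E'
from sim import *
W=570.
def ik(p,T,q0,W=570.):
    def f(x):
        pp,TT=fk(x);return np.r_[pp-p,W*Rn.from_matrix(TT@T.T).as_rotvec()]
    r=least_squares(f,np.clip(q0,LO+1e-3,HI-1e-3),bounds=(LO,HI));return r.x,np.abs(r.fun).max()
def goto(q,pt,step=35,quiet=False):
    n=0
    while n<80:
        p,T=fk(q);d=np.array(pt)-p;l=np.linalg.norm(d)
        if l<4:break
        q=row(q,T.T@(d*min(1,step/l))/150,0,W);n+=1
    if not quiet: print('goto',pt,'rows',n,end=' ');show(q)
    return q
def tdown(az): # tool y azimuth deg
    a=np.radians(az);y=np.array([np.cos(a),np.sin(a),0]);z=np.array([0,0,-1.]);return np.c_[np.cross(y,z),y,z]
def push(q,dirw,n,step=37.5):
    for i in range(n):
        p,T=fk(q);q=row(q,T.T@(np.array(dirw)*step)/150,0,W)
        if i%5==4:show(q)
    return q
def yaw(q,deg):
    n=int(np.ceil(abs(deg)/7))
    for _ in range(n):q=row(q,(0,0,0),np.radians(deg/n)/np.pi,W)
    show(q);return q
E
cat > s3.py <<'E'
from s2 import *
import sys
A=float(sys.argv[1]);a=np.radians(A);u=np.array([np.cos(a),np.sin(a),0])
q,e=ik([487,239,250],tdown(158.7),np.array([.3,.3,-.15,1.1,0,-.9]));print(e);show(q)
q=goto(q,(500,0,300))
# yaw to outward: tool y az currently 158.7 -> A, turn clockwise (positive)
q=yaw(q,(158.7-A))
q=goto(q,tuple(u*740+[0,0,300]))
print('tilting');q=push(q,u*.93+[0,0,.37],28)
q=goto(q,tuple(u*600+[0,0,450]))
q=goto(q,(514,-131,300));q=goto(q,(514,-131,230))
q=yaw(q,-180)
q=goto(q,(514,-131,300));q=goto(q,(350,200,350));q=goto(q,tuple(-u*450+[0,0,350]))
print('untilt');q=push(q,-u,20)
E
for A in -70 -90; do echo A $A; python3 s3.py $A; done
```

```text
A -70
1.2009589691981638e-13
q [ 0.32  0.32 -0.1   1.14  0.   -0.88] p [487. 239. 250.] tz [ 0.  0. -1.] ty [-0.93  0.36 -0.  ] tilt 0.0 tiltaz 18.0
goto (500, 0, 300) rows 7 q [-0.15  0.22 -0.11  1.24 -0.   -1.35] p [500.   0. 300.] tz [ 0. -0. -1.] ty [-0.93  0.36 -0.  ] tilt nan tiltaz -85.0
q [-0.15  0.22 -0.11  1.24  0.    2.65] p [500.  -0. 300.] tz [ 0.  0. -1.] ty [ 0.34 -0.94 -0.  ] tilt 0.0 tiltaz 77.0
goto (np.float64(253.09490606099493), np.float64(-695.3725393815722), np.float64(300.0)) rows 21 q [-1.32  0.75  0.74  1.56  0.    1.47] p [ 254. -693.  300.] tz [ 0. -0. -1.] ty [ 0.34 -0.94  0.  ] tilt 0.0 tiltaz -69.0
tilting
q [-1.31  1.03  1.37  1.84  0.    1.48] p [ 279. -763.  322.] tz [ 0.022 -0.066 -0.998] ty [ 0.34 -0.94  0.07] tilt 4.0 tiltaz -71.0
q [-1.31  1.03  1.37  1.69  0.01  1.49] p [ 301. -825.  329.] tz [ 0.071 -0.21  -0.975] ty [ 0.33 -0.92  0.22] tilt 12.8 tiltaz -71.0
q [-1.31  1.04  1.37  1.52  0.02  1.49] p [ 325. -890.  339.] tz [ 0.118 -0.351 -0.929] ty [ 0.32 -0.87  0.37] tilt 21.7 tiltaz -71.0
q [-1.3   1.06  1.37  1.34  0.03  1.5 ] p [ 348. -955.
[... 4898 characters left out ...]
275 -0.961] ty [-0.04  0.96 -0.28] tilt 16.1 tiltaz -84.0
q [ 1.49  1.25  1.37  1.82 -0.04  1.45] p [  8. 806. 139.] tz [ 0.034 -0.135 -0.99 ] ty [-0.04  0.99 -0.14] tilt 8.0 tiltaz -76.0sim.py:24: RuntimeWarning: invalid value encountered in arccos
  p,T=fk(q);print('q',q.round(2),'p',p.round(0),'tz',T[:,2].round(3),'ty',T[:,1].round(2),'tilt',np.degrees(np.arccos(-T[2,2])).round(1),'tiltaz',np.degrees(np.arctan2(T[1,2],T[0,2])).round(0))
sim.py:24: RuntimeWarning: invalid value encountered in arccos
  p,T=fk(q);print('q',q.round(2),'p',p.round(0),'tz',T[:,2].round(3),'ty',T[:,1].round(2),'tilt',np.degrees(np.arccos(-T[2,2])).round(1),'tiltaz',np.degrees(np.arctan2(T[1,2],T[0,2])).round(0))
```

```bash
cat > s4.py <<'E'
from s2 import *
q=np.array([.585,-.321,-.595,1.294,-.292,3.13])
show(q)
def gotoyaw(q,pt,n,deg):
    p0,_=fk(q)
    for i in range(n):
        p,T=fk(q);d=(np.array(pt)-p)/(n-i);q=row(q,T.T@d/150,np.radians(deg/n)/np.pi,W)
    show(q);return q
q=gotoyaw(q,(150,330,330),8,-56)
q=gotoyaw(q,(-280,480,330),23,-159)
a=np.radians(122);u=np.array([np.cos(a),np.sin(a),0])
for e in (0,.3,.6):
    print(e);push(q,u+[0,0,e],18)
E
python3 s4.py
```

```text
q [ 0.58 -0.32 -0.6   1.29 -0.29  3.13] p [198. 113. 322.] tz [ 0.161 -0.239 -0.958] ty [ 0.54 -0.79  0.29] tilt 16.7 tiltaz -56.0
q [ 1.15  0.08 -0.23  1.41 -0.25  2.74] p [150. 330. 330.] tz [ 0.161 -0.239 -0.958] ty [0.99 0.02 0.16] tilt 16.7 tiltaz -56.0
q [ 1.99  0.59  0.48  1.75 -0.05  0.79] p [-280.  480.  330.] tz [ 0.161 -0.239 -0.958] ty [-0.92  0.33 -0.24] tilt 16.7 tiltaz -56.0
0
q [ 2.02  0.97  1.18  2.02 -0.04  0.81] p [-349.  591.  309.] tz [ 0.14 -0.2  -0.97] ty [-0.92  0.33 -0.2 ] tilt 14.1 tiltaz -55.0
q [ 2.03  1.11  1.37  1.94 -0.03  0.82] p [-394.  661.  255.] tz [ 0.078 -0.088 -0.993] ty [-0.93  0.35 -0.1 ] tilt 6.8 tiltaz -48.0
q [ 2.03  1.17  1.37  1.75 -0.02  0.82] p [-436.  727.  208.] tz [ 0.009  0.034 -0.999] ty [-0.94  0.35  0.  ] tilt 2.0 tiltaz 75.0
0.3
q [ 2.01  0.9   1.13  2.02 -0.04  0.81] p [-340.  577.  343.] tz [ 0.132 -0.183 -0.974] ty [-0.92  0.34 -0.19] tilt 13.1 tiltaz -54.0
q [ 2.02  1.02  1.37  2.   -0.03  0.81] p [-382.  642.  327.] tz [ 0.062 -0.055 -0.997] ty [-0.93  0.35 -0.08] tilt 4.7 tiltaz -42.0
q [ 2.03  1.04  1.37  1.83 -0.02  0.82] p [-420.  702.  317.] tz [-0.014  0.079 -0.997] ty [-0.94  0.35  0.04] tilt 4.6 tiltaz 100.0
0.6
q [ 2.01  0.84  1.08  2.02 -0.04  0.81] p [-332.  564.  373.] tz [ 0.124 -0.168 -0.978] ty [-0.92  0.34 -0.18] tilt 12.1 tiltaz -53.0
q [ 2.02  0.92  1.33  2.02 -0.03  0.81] p [-367.  620.  389.] tz [ 0.047 -0.024 -0.999] ty [-0.93  0.35 -0.05] tilt 3.0 tiltaz -27.0
q [ 2.02  0.92  1.37  1.9  -0.02  0.81] p [-399.  669.  409.] tz [-0.033  0.119 -0.992] ty [-0.94  0.35  0.07] tilt 7.1 tiltaz 105.0
```

```bash
cat >> h.py <<'E'
from s2 import *
def gen(wps,grip=1,nmax=30):
    """wps: list of (pos,nrows,yawdeg total); prints rows from current state by simulation"""
    q=np.array(state()['q']);out=[]
    for pt,n,deg in wps:
        for i in range(n):
            p,T=fk(q);d=(np.array(pt)-p)/(n-i) if pt is not None else np.zeros(3)
            r=np.r_[(T.T@d/150).round(3),round(deg/n/180,4)];q=row(q,r[:3],r[3],570.);out.append([grip]+[float(v) for v in r])
        show(q)
    for i in range(0,len(out),10): print([v if v else 0 for o in out[i:i+10] for v in o])
E
python3 -c "
from h import *
gen([((150,330,330),8,-54),((-280,480,330),22,-155)])"
```

```text
q [ 1.15  0.08 -0.23  1.41 -0.25  2.78] p [150. 330. 330.] tz [ 0.161 -0.239 -0.958] ty [ 0.98 -0.02  0.17] tilt 16.7 tiltaz -56.0
q [ 1.99  0.59  0.48  1.75 -0.05  0.91] p [-280.  480.  330.] tz [ 0.161 -0.239 -0.958] ty [-0.87  0.43 -0.25] tilt 16.7 tiltaz -56.0
[1, 0.066, -0.164, -0.056, -0.0375, 1, 0.085, -0.155, -0.056, -0.0375, 1, 0.103, -0.144, -0.056, -0.0375, 1, 0.119, -0.13, -0.056, -0.0375, 1, 0.134, -0.116, -0.056, -0.0375, 1, 0.146, -0.099, -0.056, -0.0375, 1, 0.157, -0.081, -0.057, -0.0375, 1, 0.165, -0.062, -0.056, -0.0375, 1, 0.036, -0.129, -0.032, -0.0391, 1, 0.052, -0.124, -0.032, -0.0391]
[1, 0.066, -0.117, -0.032, -0.0391, 1, 0.08, -0.108, -0.032, -0.0391, 1, 0.093, -0.097, -0.032, -0.0391, 1, 0.104, -0.085, -0.032, -0.0391, 1, 0.114, -0.072, -0.032, -0.0391, 1, 0.122, -0.057, -0.032, -0.0391, 1, 0.128, -0.042, -0.032, -0.0391, 1, 0.132, -0.026, -0.032, -0.0391, 1, 0.134, -0.009, -0.032, -0.0391, 1, 0.134, 0.007, -0.032, -0.0391]
[1, 0.132, 0.023, -0.032, -0.0391, 1, 0.128, 0.039, -0.032, -0.0391, 1, 0.122, 0.055, -0.032, -0.0391, 1, 0.115, 0.069, -0.032, -0.0391, 1, 0.105, 0.083, -0.032, -0.0391, 1, 0.095, 0.095, -0.032, -0.0391, 1, 0.082, 0.106, -0.031, -0.0391, 1, 0.068, 0.116, -0.032, -0.0391, 1, 0.054, 0.123, -0.031, -0.0391, 1, 0.038, 0.129, -0.032, -0.0391]
```

Call:
{"op": "jog_arm", "data": {
  "plan": [1,0.065,-0.165,-0.055,-0.0375,1,0.085,-0.155,-0.055,-0.0375,1,0.105,-0.145,-0.055,-0.0375,1,0.12,-0.13,-0.055,-0.0375,1,0.135,-0.115,-0.055,-0.0375,1,0.145,-0.1,-0.055,-0.0375,1,0.155,-0.08,-0.055,-0.0375,1,0.165,-0.06,-0.055,-0.0375,1,0.035,-0.13,-0.03,-0.039,1,0.05,-0.125,-0.03,-0.039]
}}

```text
clock: 7.9
position: [106.2, 355.9, 336.1]
tcp_rot: [0.134, 0.614, 0.777, -0.037]
force: [-0.0, -0.3, 0.0]
gripper_width: 85.2
```

```bash
python3 -c "
from h import *
st();gen([((-280,480,330),20,-140)])"
```

```text
t 7.9 q [ 1.268  0.109 -0.189  1.441 -0.224  2.624] p [106.2 355.9 336.1] r 371.5 toolz [ 0.163 -0.221 -0.961] tooly [0.964 0.243 0.108] tilt 16.0 F [-0.  -0.3  0. ] w 85.2
q [ 2.    0.58  0.46  1.73 -0.06  0.9 ] p [-280.  480.  330.] tz [ 0.163 -0.221 -0.961] ty [-0.87  0.42 -0.25] tilt 16.0 tiltaz -54.0
[1, 0.067, -0.114, -0.028, -0.0389, 1, 0.08, -0.105, -0.028, -0.0389, 1, 0.092, -0.095, -0.028, -0.0389, 1, 0.103, -0.083, -0.028, -0.0389, 1, 0.112, -0.07, -0.028, -0.0389, 1, 0.12, -0.055, -0.028, -0.0389, 1, 0.126, -0.04, -0.028, -0.0389, 1, 0.13, -0.025, -0.028, -0.0389, 1, 0.132, -0.009, -0.028, -0.0389, 1, 0.132, 0.008, -0.028, -0.0389]
[1, 0.13, 0.024, -0.028, -0.0389, 1, 0.126, 0.039, -0.028, -0.0389, 1, 0.121, 0.054, -0.028, -0.0389, 1, 0.113, 0.069, -0.029, -0.0389, 1, 0.104, 0.082, -0.028, -0.0389, 1, 0.093, 0.094, -0.029, -0.0389, 1, 0.081, 0.104, -0.028, -0.0389, 1, 0.067, 0.114, -0.029, -0.0389, 1, 0.053, 0.121, -0.028, -0.0389, 1, 0.038, 0.126, -0.029, -0.0389]
```

Call:
{"op": "jog_arm", "data": {
  "plan": [1,0.067,-0.114,-0.028,-0.039,1,0.08,-0.105,-0.028,-0.039,1,0.092,-0.095,-0.028,-0.039,1,0.103,-0.083,-0.028,-0.039,1,0.112,-0.07,-0.028,-0.039,1,0.12,-0.055,-0.028,-0.039,1,0.126,-0.04,-0.028,-0.039,1,0.13,-0.025,-0.028,-0.039,1,0.132,-0.009,-0.028,-0.039,1,0.132,0.008,-0.028,-0.039]
}}

```text
clock: 8.73
position: [-98.7, 421.2, 338.7]
tcp_rot: [0.083, 0.043, 0.99, -0.104]
force: [-0.5, 0.5, 0.4]
gripper_width: 85.3
```

Call:
{"op": "jog_arm", "data": {
  "plan": [1,0.13,0.024,-0.028,-0.039,1,0.126,0.039,-0.028,-0.039,1,0.121,0.054,-0.028,-0.039,1,0.113,0.069,-0.028,-0.039,1,0.104,0.082,-0.028,-0.039,1,0.093,0.094,-0.028,-0.039,1,0.081,0.104,-0.028,-0.039,1,0.067,0.114,-0.028,-0.039,1,0.053,0.121,-0.028,-0.039,1,0.038,0.126,-0.028,-0.039]
}}

```text
clock: 9.57
position: [-305.6, 479.6, 345.2]
tcp_rot: [0.003, -0.544, 0.829, -0.127]
force: [0.7, 0.4, -0.7]
gripper_width: 85.6
```

```bash
cat >> h.py <<'E'
def genpush(dirw,n,yaw=0,step=37.5,grip=1):
    q=np.array(state()['q']);out=[];dirw=np.array(dirw,float)
    for i in range(n):
        p,T=fk(q);r=np.r_[(T.T@dirw*step/150).round(3),yaw];q=row(q,r[:3],r[3],570.);out.append([grip]+[float(v) for v in r]);
        if i%2==1 or i==n-1: print(i+1,end=' ');show(q)
    for i in range(0,len(out),10): print([v if v else 0 for o in out[i:i+10] for v in o])
E
python3 -c "
from h import *
st();genpush((-.57,.82,.4),14)"
```

```text
t 9.57 q [ 2.029  0.589  0.527  1.761 -0.037  0.873] p [-305.6  479.6  345.2] r 568.7 toolz [ 0.143 -0.207 -0.968] tooly [-0.902  0.376 -0.213] tilt 14.5 F [ 0.7  0.4 -0.7] w 85.6
2 q [ 2.04  0.74  0.85  1.94 -0.03  0.88] p [-333.  519.  365.] tz [ 0.143 -0.206 -0.968] ty [-0.9   0.38 -0.21] tilt 14.5 tiltaz -55.0
4 q [ 2.05  0.85  1.09  2.02 -0.03  0.89] p [-357.  553.  368.] tz [ 0.121 -0.169 -0.978] ty [-0.91  0.38 -0.18] tilt 12.0 tiltaz -54.0
6 q [ 2.05  0.9   1.21  2.02 -0.03  0.89] p [-376.  580.  365.] tz [ 0.09  -0.116 -0.989] ty [-0.91  0.39 -0.13] tilt 8.5 tiltaz -52.0
8 q [ 2.06  0.95  1.32  2.02 -0.02  0.89] p [-394.  604.  362.] tz [ 0.058 -0.064 -0.996] ty [-0.92  0.39 -0.08] tilt 4.9 tiltaz -47.0
10 q [ 2.06  0.98  1.37  1.99 -0.02  0.9 ] p [-410.  626.  361.] tz [ 0.026 -0.011 -1.   ] ty [-0.92  0.4  -0.03] tilt 1.6 tiltaz -24.0
12 q [ 2.06  0.98  1.37  1.92 -0.01  0.9 ] p [-426.  648.  361.] tz [-0.007  0.042 -0.999] ty [-0.92  0.4   0.02] tilt 2.5 tiltaz 100.0
14 q [ 2.07  0.98  1.37  1.86 -0.01  0.9 ] p [-443.  671.  361.] tz [-0.041  0.096 -0.994] ty [-0.92  0.39  0.08] tilt 6.0 tiltaz 113.0
[1, -0.114, 0.184, -0.16, 0, 1, -0.114, 0.184, -0.16, 0, 1, -0.114, 0.184, -0.159, 0, 1, -0.115, 0.186, -0.156, 0, 1, -0.118, 0.19, -0.15, 0, 1, -0.121, 0.193, -0.143, 0, 1, -0.123, 0.197, -0.136, 0, 1, -0.126, 0.2, -0.128, 0, 1, -0.128, 0.203, -0.121, 0, 1, -0.13, 0.206, -0.114, 0]
[1, -0.132, 0.209, -0.106, 0, 1, -0.134, 0.212, -0.098, 0, 1, -0.135, 0.214, -0.09, 0, 1, -0.137, 0.216, -0.082, 0]
```

Call:
{"op": "jog_arm", "data": {
  "plan": [1,-0.114,0.184,-0.16,0,1,-0.114,0.184,-0.16,0,1,-0.114,0.184,-0.16,0,1,-0.115,0.186,-0.156,0,1,-0.118,0.19,-0.15,0,1,-0.12,0.193,-0.143,0,1,-0.123,0.197,-0.136,0,1,-0.126,0.2,-0.128,0,1,-0.128,0.203,-0.12,0]
}}

```text
clock: 10.32
position: [-402.6, 613.5, 351.3]
tcp_rot: [0.004, -0.55, 0.834, -0.037]
force: [-0.6, 0.4, 0.3]
gripper_width: 85.6
```

```bash
python3 -c "
from h import *
st();genpush((-.6,.8,.4),4)
genpush((-.8,.6,.4),4)"
```

```text
t 10.32 q [ 2.059  0.988  1.366  2.021 -0.015  0.893] p [-402.6  613.5  351.3] r 733.8 toolz [ 0.048 -0.057 -0.997] tooly [-0.918  0.392 -0.066] tilt 4.2 F [-0.6  0.4  0.3] w 85.6
2 q [ 2.07  0.99  1.37  1.96 -0.01  0.9 ] p [-421.  633.  351.] tz [ 0.014 -0.004 -1.   ] ty [-0.92  0.39 -0.01] tilt 0.9 tiltaz -14.0
4 q [ 2.07  0.99  1.37  1.9  -0.01  0.9 ] p [-439.  654.  352.] tz [-0.02   0.05  -0.999] ty [-0.92  0.39  0.04] tilt 3.1 tiltaz 111.0
[1, -0.121, 0.209, -0.118, 0, 1, -0.123, 0.212, -0.111, 0, 1, -0.125, 0.215, -0.103, 0, 1, -0.127, 0.218, -0.095, 0]
2 q [ 2.09  0.99  1.37  1.97 -0.01  0.92] p [-436.  620.  352.] tz [ 0.015 -0.006 -1.   ] ty [-0.92  0.39 -0.02] tilt 0.9 tiltaz -23.0
4 q [ 2.12  0.99  1.37  1.91 -0.01  0.95] p [-469.  628.  354.] tz [-0.02   0.044 -0.999] ty [-0.92  0.39  0.04] tilt 2.8 tiltaz 115.0
[1, -0.056, 0.236, -0.118, 0, 1, -0.058, 0.239, -0.111, 0, 1, -0.059, 0.241, -0.104, 0, 1, -0.061, 0.244, -0.097, 0]
```

Call:
{"op": "jog_arm", "data": {
  "plan": [1,-0.12,0.21,-0.118,0,1,-0.12,0.21,-0.11,0]
}}

```text
clock: 10.48
position: [-405.8, 609.8, 371.1]
tcp_rot: [0.002, -0.55, 0.835, -0.023]
force: [-0.7, 0.6, 0.6]
gripper_width: 85.3
```

```bash
python3 -c "
from h import *
st();gen([((150,600,350),16,0),((400,330,330),11,0)])"
```

```text
t 10.48 q [ 2.062  0.96   1.366  2.021 -0.008  0.896] p [-405.8  609.8  371.1] r 732.4 toolz [ 0.029 -0.036 -0.999] tooly [-0.918  0.394 -0.04 ] tilt 2.6 F [-0.7  0.6  0.6] w 85.3
q [ 1.23  0.48  0.4   1.51 -0.04  0.06] p [150. 600. 350.] tz [ 0.029 -0.036 -0.999] ty [-0.92  0.39 -0.04] tilt 2.6 tiltaz -51.0
q [ 0.58  0.25  0.    1.32 -0.05 -0.59] p [400. 330. 330.] tz [ 0.029 -0.036 -0.999] ty [-0.92  0.39 -0.04] tilt 2.6 tiltaz -51.0
[1, -0.088, -0.214, 0.016, 0, 1, -0.09, -0.222, 0.017, 0, 1, -0.092, -0.228, 0.018, 0, 1, -0.092, -0.228, 0.018, 0, 1, -0.092, -0.228, 0.018, 0, 1, -0.092, -0.228, 0.018, 0, 1, -0.092, -0.228, 0.018, 0, 1, -0.092, -0.228, 0.018, 0, 1, -0.092, -0.228, 0.018, 0, 1, -0.092, -0.228, 0.018, 0]
[1, -0.091, -0.228, 0.018, 0, 1, -0.092, -0.228, 0.018, 0, 1, -0.091, -0.228, 0.018, 0, 1, -0.092, -0.228, 0.018, 0, 1, -0.091, -0.228, 0.017, 0, 1, -0.092, -0.228, 0.018, 0, 1, 0.09, -0.203, 0.022, 0, 1, 0.09, -0.203, 0.022, 0, 1, 0.09, -0.203, 0.022, 0, 1, 0.09, -0.203, 0.022, 0]
[1, 0.09, -0.203, 0.022, 0, 1, 0.091, -0.203, 0.022, 0, 1, 0.09, -0.203, 0.023, 0, 1, 0.091, -0.203, 0.022, 0, 1, 0.09, -0.203, 0.023, 0, 1, 0.091, -0.203, 0.022, 0, 1, 0.09, -0.204, 0.023, 0]
```

Call:
{"op": "jog_arm", "data": {
  "plan": [1,-0.12,0.21,-0.11,0,1,-0.12,0.21,-0.11,0]
}}

```text
clock: 10.65
position: [-408.5, 605.6, 390.2]
tcp_rot: [-0.0, -0.55, 0.835, -0.009]
force: [-0.5, -0.4, -0.3]
gripper_width: 85.6
```

```bash
python3 -c "
from h import *
st()"
```

```text
t 10.65 q [ 2.065e+00  9.340e-01  1.366e+00  2.021e+00 -1.000e-03  9.000e-01] p [-408.5  605.6  390.2] r 730.5 toolz [ 0.01  -0.016 -1.   ] tooly [-0.919  0.394 -0.016] tilt 1.1 F [-0.5 -0.4 -0.3] w 85.6
```

```bash
python3 -c "
from h import *
gen([((100,560,370),14,0),((460,260,330),13,0)])"
```

```text
q [ 1.27  0.36  0.26  1.48 -0.01  0.11] p [100. 560. 370.] tz [ 0.01  -0.016 -1.   ] ty [-0.92  0.39 -0.02] tilt 1.1 tiltaz -57.0
q [ 0.39  0.27  0.03  1.33 -0.02 -0.78] p [460. 260. 330.] tz [ 0.01  -0.016 -1.   ] ty [-0.92  0.39 -0.02] tilt 1.1 tiltaz -57.0
[1, -0.076, -0.231, 0.013, 0, 1, -0.078, -0.242, 0.014, 0, 1, -0.08, -0.25, 0.015, 0, 1, -0.08, -0.254, 0.016, 0, 1, -0.08, -0.254, 0.016, 0, 1, -0.081, -0.254, 0.016, 0, 1, -0.08, -0.254, 0.016, 0, 1, -0.081, -0.254, 0.016, 0, 1, -0.08, -0.254, 0.015, 0, 1, -0.081, -0.254, 0.016, 0]
[1, -0.08, -0.253, 0.015, 0, 1, -0.081, -0.254, 0.016, 0, 1, -0.08, -0.253, 0.015, 0, 1, -0.081, -0.254, 0.016, 0, 1, 0.068, -0.23, 0.025, 0, 1, 0.068, -0.23, 0.025, 0, 1, 0.068, -0.23, 0.025, 0, 1, 0.068, -0.23, 0.025, 0, 1, 0.068, -0.23, 0.025, 0, 1, 0.069, -0.23, 0.025, 0]
[1, 0.068, -0.23, 0.025, 0, 1, 0.069, -0.23, 0.025, 0, 1, 0.068, -0.23, 0.024, 0, 1, 0.069, -0.23, 0.025, 0, 1, 0.068, -0.23, 0.024, 0, 1, 0.069, -0.23, 0.025, 0, 1, 0.068, -0.23, 0.024, 0]
```

Call:
{"op": "jog_arm", "data": {
  "plan": [1,-0.08,-0.25,0.015,0,1,-0.08,-0.25,0.015,0,1,-0.08,-0.25,0.015,0,1,-0.08,-0.25,0.015,0,1,-0.08,-0.25,0.015,0,1,-0.08,-0.25,0.015,0,1,-0.08,-0.25,0.015,0,1,-0.08,-0.25,0.015,0,1,-0.08,-0.25,0.015,0,1,-0.08,-0.25,0.015,0]
}}

```text
clock: 11.48
position: [-57.5, 572.5, 386.5]
tcp_rot: [0.003, -0.555, 0.832, 0.005]
force: [-1.0, 0.1, -0.0]
gripper_width: 85.2
```

Call:
{"op": "jog_arm", "data": {
  "plan": [1,-0.08,-0.25,0.015,0,1,-0.08,-0.25,0.015,0,1,-0.08,-0.25,0.015,0,1,-0.08,-0.25,0.015,0,1,0.07,-0.23,0.025,0,1,0.07,-0.23,0.025,0,1,0.07,-0.23,0.025,0,1,0.07,-0.23,0.025,0,1,0.07,-0.23,0.025,0,1,0.07,-0.23,0.025,0]
}}

```text
clock: 12.32
position: [282.0, 413.8, 363.5]
tcp_rot: [0.015, -0.555, 0.832, 0.013]
force: [0.9, 0.5, 0.4]
gripper_width: 84.9
```

```bash
python3 -c "
from h import *
st();gen([((480,238,300),10,0)]);cv2.imwrite('pics/w1.png',viewer.snapshot('wrist'))"
```

```text
t 12.32 q [ 0.814  0.177 -0.002  1.357  0.019 -0.362] p [282.  413.8 363.5] r 500.7 toolz [ 0.009  0.038 -0.999] tooly [-0.924  0.383  0.006] tilt 2.3 F [0.9 0.5 0.4] w 84.9
q [ 0.3   0.27 -0.05  1.23  0.03 -0.87] p [480. 238. 300.] tz [ 0.009  0.038 -0.999] ty [-0.92  0.38  0.01] tilt 2.3 tiltaz 76.0
[1, 0.059, -0.167, 0.039, 0, 1, 0.059, -0.167, 0.039, 0, 1, 0.059, -0.167, 0.039, 0, 1, 0.059, -0.167, 0.039, 0, 1, 0.059, -0.167, 0.039, 0, 1, 0.059, -0.167, 0.039, 0, 1, 0.06, -0.168, 0.04, 0, 1, 0.059, -0.167, 0.039, 0, 1, 0.06, -0.168, 0.04, 0, 1, 0.059, -0.167, 0.039, 0]
```

Call:
{"op": "jog_arm", "data": {
  "plan": [1,0.06,-0.17,0.04,0,1,0.06,-0.17,0.04,0,1,0.06,-0.17,0.04,0,1,0.06,-0.17,0.04,0,1,0.06,-0.17,0.04,0,1,0.06,-0.17,0.04,0,1,0.06,-0.17,0.04,0,1,0.06,-0.17,0.04,0,1,0.06,-0.17,0.04,0,1,0,0,0,0]
}}

```text
clock: 13.2
position: [475.8, 238.5, 316.1]
tcp_rot: [0.028, -0.552, 0.833, 0.012]
force: [-0.8, -0.4, 0.1]
gripper_width: 85.5
```

```bash
python3 -c "
from h import *
st();cv2.imwrite('pics/w2.png',viewer.snapshot('wrist'))
import pickle;pickle.dump(viewer.camera_model('wrist'),open('w2.pkl','wb'))"
```

```text
t 13.2 q [ 0.305  0.235 -0.053  1.235  0.038 -0.864] p [475.8 238.5 316.1] r 532.2 toolz [ 0.034  0.05  -0.998] tooly [-0.921  0.39  -0.012] tilt 3.5 F [-0.8 -0.4  0.1] w 85.5
```

View pics/w2.png

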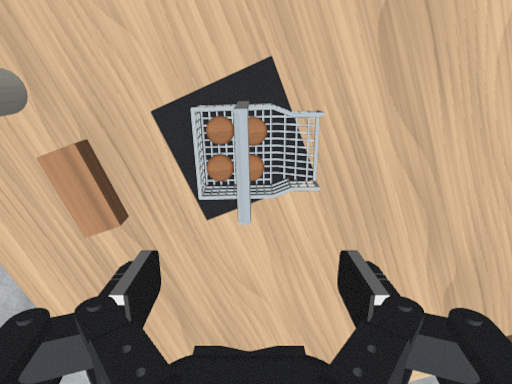

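```bash
python3 -c "
from h import *
m=viewer.camera_model('wrist')
a=ray('wrist',(242.5,104),131,m);b=ray('wrist',(244,221),131,m);print(a,b,np.linalg.norm(a-b),(a+b)/2,np.degrees(np.arctan2(*(b-a)[[1,0]])))
plan((487,239.3,215),(487,239.3,130),step=34)
"
```

```text
[459.34538835 178.93475305 131.        ] [507.36747165 294.443008   131.        ] 125.0930751285969 [483.35643    236.68888053 131.        ] 67.4251016871778
-> (487, 239.3, 215) 4 rows of [ 0.003 -0.018  0.17 ]
-> (487, 239.3, 130) 3 rows of [0.011 0.002 0.189]
```

Call:
{"op": "jog_arm", "data": {
  "plan": [1,0,-0.02,0.2,-0.003,1,0,-0.02,0.2,-0.003,1,0,-0.02,0.2,0,1,0,-0.01,0.2,0,1,0,0,0.2,0,1,0,0,0,0]
}}

```text
clock: 13.75
position: [490.3, 248.4, 171.7]
tcp_rot: [0.037, -0.561, 0.827, 0.011]
force: [-1.1, -0.1, -1.2]
gripper_width: 85.5
```

```bash
python3 -c "
from h import *
st();plan((486.3,239,119),step=20)"
```

```text
t 13.75 q [ 0.313  0.339 -0.299  0.867  0.041 -0.878] p [490.3 248.4 171.7] r 549.6 toolz [ 0.05   0.059 -0.997] tooly [-0.928  0.371 -0.024] tilt 4.4 F [-1.1 -0.1 -1.2] w 85.5
-> (486.3, 239, 119) 3 rows of [0.031 0.003 0.115]
```

Call:
{"op": "jog_arm", "data": {
  "plan": [1,0.03,0.003,0.12,0,1,0.03,0.003,0.12,0,1,0.03,0.003,0.12,0,1,0,0,0,0]
}}

```text
clock: 14.08
position: [486.6, 243.3, 122.7]
tcp_rot: [0.041, -0.562, 0.826, 0.01]
force: [0.1, 0.1, -0.5]
gripper_width: 85.3
```

```bash
python3 -c "
from h import *
st();plan((486.3,239,119),step=20)
m=viewer.camera_model('wrist')
cv2.imwrite('pics/w3.png',viewer.snapshot('wrist'))"
```

```text
t 14.08 q [ 0.305  0.376 -0.391  0.732  0.043 -0.89 ] p [486.6 243.3 122.7] r 544.0 toolz [ 0.056  0.063 -0.996] tooly [-0.93   0.367 -0.029] tilt 4.8 F [ 0.1  0.1 -0.5] w 85.3
-> (486.3, 239, 119) 1 rows of [ 0.029 -0.008  0.023]
```

View pics/w3.png

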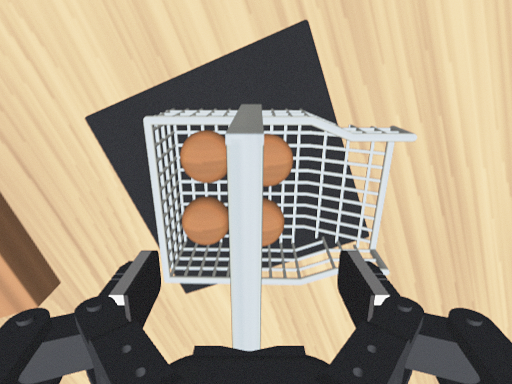

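Call:
{"op": "jog_arm", "data": {
  "plan": [1,0.03,0,0.025,0,-1,0,0,0,0,-1,0,0,0,0,-1,0,0,0,0,-1,0,0,0,0,-1,0,0,0,0,-1,0,0,0,0],
  "newtons": 90
}}

```text
clock: 14.72
position: [490.4, 242.6, 129.4]
tcp_rot: [0.048, -0.563, 0.825, 0.009]
force: [2.7, -3.1, 10.0]
gripper_width: 12.4
```

```bash
python3 -c "
from h import *
st()"
```

```text
t 14.72 q [ 0.3    0.364 -0.391  0.729  0.045 -0.895] p [490.4 242.6 129.4] r 547.1 toolz [ 0.07   0.068 -0.995] tooly [-0.93   0.366 -0.04 ] tilt 5.6 F [ 2.7 -3.1 10. ] w 12.4
```

```bash
python3 -c "
from h import *
cv2.imwrite('pics/s1.png',viewer.snapshot('side'))
crop('pics/s1.png','pics/s1c.png',130,180,200,200,3)"
```

```text
(no output)
```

View pics/s1c.png

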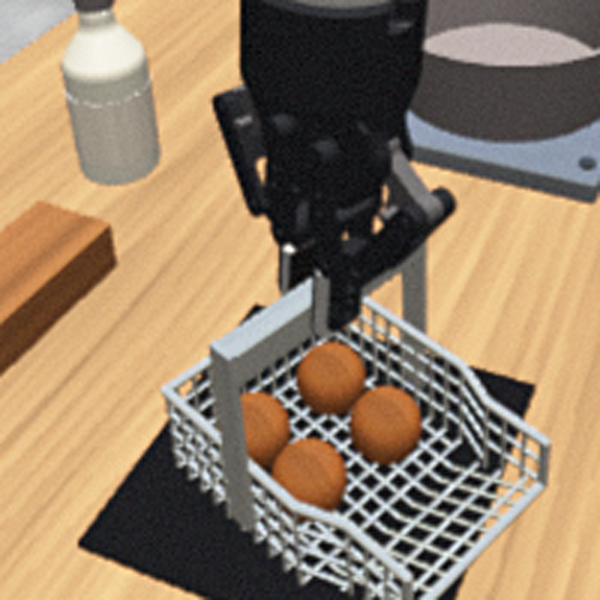

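Call:
{"op": "jog_arm", "data": {
  "plan": [-1,0,0,-0.08,0,-1,0,0,-0.12,0,-1,0,0,-0.16,0,-1,0,0,-0.16,0,-1,0,0,-0.16,0,-1,0,0,-0.1,0],
  "newtons": 110
}}

```text
clock: 15.27
position: [477.0, 232.5, 243.2]
tcp_rot: [0.04, -0.563, 0.826, 0.011]
force: [1.1, 0.6, -4.7]
gripper_width: 11.5
```

```bash
python3 -c "
from h import *
st()
cv2.imwrite('pics/s2.png',viewer.snapshot('side'))
crop('pics/s2.png','pics/s2c.png',110,100,220,220,3)"
```

```text
t 15.27 q [ 0.289  0.245 -0.232  1.023  0.045 -0.906] p [477.  232.5 243.2] r 530.6 toolz [ 0.054  0.063 -0.997] tooly [-0.93   0.366 -0.027] tilt 4.8 F [ 1.1  0.6 -4.7] w 11.5
```

View pics/s2c.png

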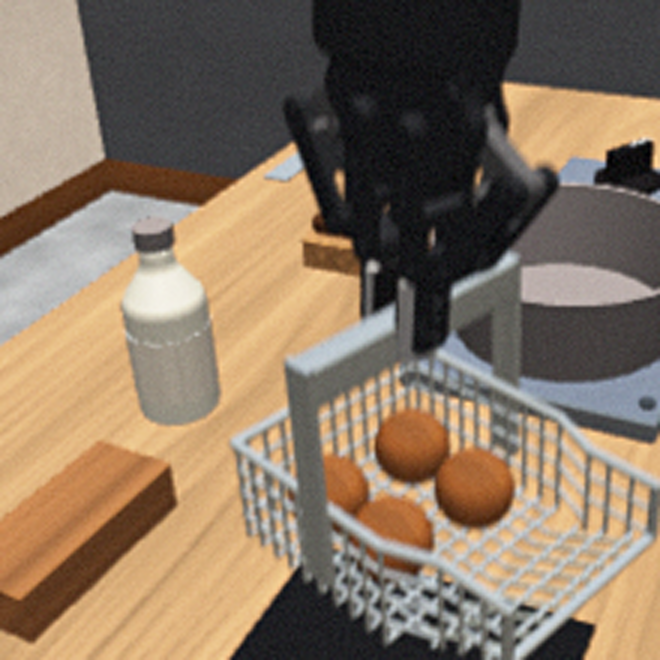

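```bash
python3 -c "
from h import *
gen([((490,60,320),7,45),((440,-300,320),13,90),((310,-660,320),13,88)],grip=-1)"
```

```text
q [-0.07  0.15 -0.15  1.22  0.07 -0.48] p [490.  60. 320.] tz [ 0.057  0.064 -0.996] ty [-0.4   0.92  0.04] tilt 4.9 tiltaz 48.0
q [-0.79  0.27  0.01  1.31  0.09  0.37] p [ 440. -300.  320.] tz [ 0.057  0.064 -0.996] ty [0.91 0.4  0.08] tilt 4.9 tiltaz 48.0
q [-1.26  0.79  0.86  1.69  0.07  1.43] p [ 310. -660.  320.] tz [ 0.057  0.064 -0.996] ty [ 0.43 -0.9  -0.03] tilt 4.9 tiltaz 48.0
[-1, 0.143, -0.073, -0.081, 0.0357, -1, 0.134, -0.089, -0.08, 0.0357, -1, 0.123, -0.103, -0.081, 0.0357, -1, 0.111, -0.116, -0.08, 0.0357, -1, 0.097, -0.128, -0.081, 0.0357, -1, 0.082, -0.138, -0.08, 0.0357, -1, 0.066, -0.146, -0.081, 0.0357, -1, 0.097, -0.159, -0.013, 0.0385, -1, 0.077, -0.169, -0.013, 0.0385, -1, 0.056, -0.177, -0.013, 0.0385]
[-1, 0.034, -0.183, -0.013, 0.0385, -1, 0.012, -0.186, -0.013, 0.0385, -1, -0.011, -0.186, -0.013, 0.0385, -1, -0.033, -0.183, -0.013, 0.0385, -1, -0.055, -0.178, -0.013, 0.0385, -1, -0.076, -0.17, -0.014, 0.0385, -1, -0.095, -0.159, -0.013, 0.0385, -1, -0.114, -0.147, -0.014, 0.0385, -1, -0.131, -0.132, -0.013, 0.0385, -1, -0.145, -0.115, -0.014, 0.0385]
[-1, -0.142, -0.134, -0.016, 0.0376, -1, -0.157, -0.116, -0.016, 0.0376, -1, -0.17, -0.097, -0.016, 0.0376, -1, -0.18, -0.076, -0.015, 0.0376, -1, -0.188, -0.055, -0.016, 0.0376, -1, -0.193, -0.032, -0.015, 0.0376, -1, -0.196, -0.009, -0.016, 0.0376, -1, -0.195, 0.014, -0.015, 0.0376, -1, -0.192, 0.037, -0.016, 0.0376, -1, -0.187, 0.059, -0.015, 0.0376]
[-1, -0.178, 0.081, -0.016, 0.0376, -1, -0.168, 0.101, -0.015, 0.0376, -1, -0.154, 0.121, -0.016, 0.0376]
```

Call:
{"op": "jog_arm", "data": {
  "plan": [-1,0.07,-0.035,-0.06,0.02,-1,0.13,-0.08,-0.08,0.036,-1,0.123,-0.1,-0.08,0.036,-1,0.11,-0.115,-0.08,0.036,-1,0.097,-0.128,-0.08,0.036,-1,0.082,-0.138,-0.08,0.036,-1,0.066,-0.146,-0.08,0.036,-1,0.097,-0.16,-0.013,0.038,-1,0.077,-0.17,-0.013,0.038,-1,0.056,-0.177,-0.013,0.038]
}}

```text
clock: 16.15
position: [480.3, -14.9, 310.7]
tcp_rot: [0.023, -0.029, 0.999, 0.031]
force: [-0.0, -0.5, -3.3]
gripper_width: 11.4
```

```bash
python3 -c "
from h import *
st()
gen([((440,-300,320),11,80),((310,-660,320),14,98)],grip=-1)"
```

```text
t 16.15 q [-0.23   0.146 -0.178  1.217  0.073 -0.288] p [480.3 -14.9 310.7] r 480.5 toolz [ 0.045  0.064 -0.997] tooly [-0.06   0.996  0.061] tilt 4.5 F [-0.  -0.5 -3.3] w 11.4
q [-0.78  0.28  0.02  1.32  0.08  0.54] p [ 440. -300.  320.] tz [ 0.045  0.064 -0.997] ty [0.97 0.25 0.06] tilt 4.5 tiltaz 55.0
q [-1.26  0.79  0.87  1.7   0.06  1.77] p [ 310. -660.  320.] tz [ 0.045  0.064 -0.997] ty [ 0.12 -0.99 -0.06] tilt 4.5 tiltaz 55.0
[-1, 0.034, -0.17, -0.018, 0.0404, -1, 0.012, -0.173, -0.018, 0.0404, -1, -0.009, -0.174, -0.018, 0.0404, -1, -0.031, -0.171, -0.018, 0.0404, -1, -0.052, -0.166, -0.017, 0.0404, -1, -0.072, -0.158, -0.018, 0.0404, -1, -0.091, -0.148, -0.017, 0.0404, -1, -0.109, -0.135, -0.018, 0.0404, -1, -0.125, -0.121, -0.017, 0.0404, -1, -0.14, -0.104, -0.018, 0.0404]
[-1, -0.151, -0.086, -0.017, 0.0404, -1, -0.15, -0.103, -0.014, 0.0389, -1, -0.161, -0.084, -0.014, 0.0389, -1, -0.17, -0.063, -0.014, 0.0389, -1, -0.177, -0.042, -0.014, 0.0389, -1, -0.181, -0.02, -0.014, 0.0389, -1, -0.182, 0.002, -0.014, 0.0389, -1, -0.18, 0.024, -0.014, 0.0389, -1, -0.176, 0.046, -0.014, 0.0389, -1, -0.169, 0.067, -0.013, 0.0389]
[-1, -0.159, 0.087, -0.014, 0.0389, -1, -0.148, 0.106, -0.013, 0.0389, -1, -0.133, 0.123, -0.014, 0.0389, -1, -0.118, 0.139, -0.013, 0.0389, -1, -0.1, 0.152, -0.014, 0.0389]
```

Call:
{"op": "jog_arm", "data": {
  "plan": [-1,0.034,-0.17,-0.018,0.038,-1,0.012,-0.173,-0.018,0.038,-1,-0.009,-0.174,-0.018,0.038,-1,-0.03,-0.171,-0.018,0.038,-1,-0.05,-0.166,-0.018,0.038,-1,-0.07,-0.158,-0.018,0.038,-1,-0.09,-0.148,-0.018,0.038,-1,-0.108,-0.135,-0.018,0.038,-1,-0.124,-0.121,-0.018,0.038,-1,-0.138,-0.104,-0.018,0.038]
}}

```text
clock: 16.98
position: [435.6, -285.9, 306.7]
tcp_rot: [-0.007, 0.561, 0.827, 0.038]
force: [0.3, -0.3, -3.4]
gripper_width: 11.4
```

```bash
python3 -c "
from h import *
s,R=st();d=(np.degrees(np.arctan2(R[1,1],R[0,1]))+65);print(d)
gen([((315,-670,320),14,d)],grip=-1)"
```

```text
t 16.98 q [-0.764  0.274 -0.026  1.298  0.072  0.426] p [ 435.6 -285.9  306.7] r 521.0 toolz [ 0.03   0.07  -0.997] tooly [0.928 0.368 0.054] tilt 4.4 F [ 0.3 -0.3 -3.4] w 11.4
86.65019909081586
q [-1.25  0.86  0.99  1.77  0.05  1.45] p [ 316. -668.  320.] tz [ 0.03   0.07  -0.997] ty [ 0.43 -0.9  -0.05] tilt 4.4 tiltaz 67.0
[-1, -0.148, -0.12, -0.021, 0.0344, -1, -0.16, -0.104, -0.021, 0.0344, -1, -0.17, -0.086, -0.021, 0.0344, -1, -0.179, -0.067, -0.021, 0.0344, -1, -0.185, -0.047, -0.021, 0.0344, -1, -0.189, -0.027, -0.021, 0.0344, -1, -0.191, -0.007, -0.021, 0.0344, -1, -0.19, 0.014, -0.021, 0.0344, -1, -0.188, 0.034, -0.021, 0.0344, -1, -0.183, 0.054, -0.021, 0.0344]
[-1, -0.176, 0.074, -0.021, 0.0344, -1, -0.167, 0.092, -0.02, 0.0344, -1, -0.155, 0.11, -0.021, 0.0344, -1, -0.143, 0.126, -0.02, 0.0344]
```

Call:
{"op": "jog_arm", "data": {
  "plan": [-1,-0.148,-0.12,-0.021,0.0344,-1,-0.16,-0.104,-0.021,0.0344,-1,-0.17,-0.086,-0.021,0.0344,-1,-0.179,-0.067,-0.021,0.0344,-1,-0.185,-0.047,-0.021,0.0344,-1,-0.189,-0.027,-0.021,0.0344,-1,-0.19,-0.007,-0.021,0.0344,-1,-0.19,0.014,-0.021,0.0344,-1,-0.188,0.034,-0.021,0.0344,-1,-0.183,0.054,-0.021,0.0344]
}}

```text
clock: 17.82
position: [335.0, -569.8, 299.2]
tcp_rot: [-0.035, 0.918, 0.395, 0.026]
force: [0.4, -1.0, -3.8]
gripper_width: 11.0
```

```bash
python3 -c "
from h import *
s,R=st();d=(np.degrees(np.arctan2(R[1,1],R[0,1]))+65);print(d)
gen([((320,-690,320),4,d)],grip=-1)"
```

```text
t 17.82 q [-1.174  0.618  0.491  1.515  0.051  1.154] p [ 335.  -569.8  299.2] r 661.0 toolz [ 0.02   0.085 -0.996] tooly [ 0.726 -0.686 -0.044] tilt 5.0 F [ 0.4 -1.  -3.8] w 11.0
21.621091740983594
q [-1.24  0.91  1.11  1.84  0.05  1.39] p [ 324. -670.  318.] tz [ 0.021  0.083 -0.996] ty [ 0.49 -0.87 -0.06] tilt 4.9 tiltaz 76.0
[-1, -0.16, 0.118, -0.052, 0.03, -1, -0.148, 0.132, -0.052, 0.03, -1, -0.134, 0.145, -0.051, 0.03, -1, -0.153, 0.186, -0.061, 0.03]
```

Call:
{"op": "jog_arm", "data": {
  "plan": [-1,-0.15,0.11,-0.052,0.03,-1,-0.14,0.125,-0.052,0.03,-1,-0.134,0.145,-0.051,0.03,-1,-0.1,0.186,-0.061,0.03,-1,0,0.23,-0.1,0,-1,0,0.23,-0.1,0]
}}

```text
clock: 18.32
position: [318.3, -665.0, 329.0]
tcp_rot: [-0.054, 0.968, 0.243, 0.021]
force: [-7.5, 31.8, 9.8]
gripper_width: 11.7
```

```bash
python3 -c "
from h import *
s,R=st();d=(np.degrees(np.arctan2(R[1,1],R[0,1]))+65);print(d)
genpush((.41,-.84,.37),12,grip=-1)"
```

```text
t 18.32 q [-1.245  1.019  1.367  2.022  0.051  1.403] p [ 318.3 -665.   329. ] r 737.3 toolz [ 0.015  0.114 -0.993] tooly [ 0.473 -0.876 -0.094] tilt 6.6 F [-7.5 31.8  9.8] w 11.7
3.3474799076942006
2 q [-1.24  1.02  1.37  1.97  0.06  1.41] p [ 330. -686.  330.] tz [ 0.039  0.061 -0.997] ty [ 0.47 -0.88 -0.04] tilt 4.1 tiltaz 57.0
4 q [-1.24  1.02  1.37  1.91  0.06  1.42] p [ 343. -707.  331.] tz [ 0.063  0.006 -0.998] ty [ 0.47 -0.88  0.02] tilt 3.7 tiltaz 6.0
6 q [-1.23  1.02  1.37  1.85  0.07  1.42] p [ 355. -729.  332.] tz [ 0.088 -0.049 -0.995] ty [ 0.46 -0.88  0.08] tilt 5.8 tiltaz -29.0
8 q [-1.23  1.02  1.37  1.79  0.07  1.43] p [ 368. -753.  334.] tz [ 0.113 -0.104 -0.988] ty [ 0.46 -0.88  0.14] tilt 8.8 tiltaz -43.0
10 q [-1.23  1.02  1.37  1.72  0.08  1.44] p [ 381. -776.  337.] tz [ 0.137 -0.16  -0.978] ty [ 0.45 -0.87  0.21] tilt 12.2 tiltaz -49.0
12 q [-1.22  1.02  1.37  1.66  0.08  1.45] p [ 395. -801.  340.] tz [ 0.162 -0.215 -0.963] ty [ 0.44 -0.86  0.27] tilt 15.6 tiltaz -53.0
[-1, -0.002, 0.224, -0.114, 0, -1, -0.002, 0.227, -0.108, 0, -1, -0.002, 0.23, -0.101, 0, -1, -0.002, 0.233, -0.094, 0, -1, -0.003, 0.236, -0.087, 0, -1, -0.003, 0.238, -0.08, 0, -1, -0.003, 0.241, -0.073, 0, -1, -0.003, 0.243, -0.065, 0, -1, -0.003, 0.245, -0.058, 0, -1, -0.003, 0.246, -0.05, 0]
[-1, -0.003, 0.248, -0.043, 0, -1, -0.003, 0.249, -0.035, 0]
```

```bash
python3 -c "
from h import *
cv2.imwrite('pics/w4.png',viewer.snapshot('wrist'));cv2.imwrite('pics/sc4.png',viewer.snapshot('scene'));st()"
```

```text
t 18.42 q [-1.245  1.021  1.361  2.018  0.051  1.402] p [ 318.5 -665.4  325.8] r 737.7 toolz [ 0.014  0.117 -0.993] tooly [ 0.473 -0.876 -0.097] tilt 6.8 F [ 0.7  0.3 -5. ] w 11.5
```

View pics/w4.png

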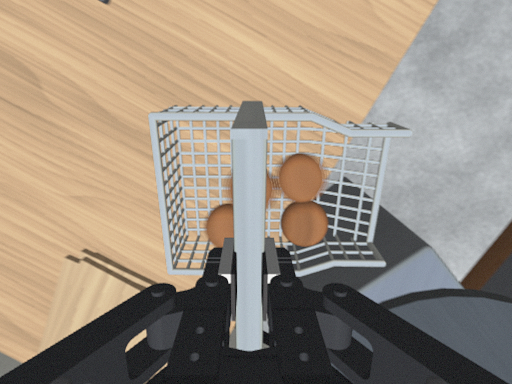

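View pics/sc4.png

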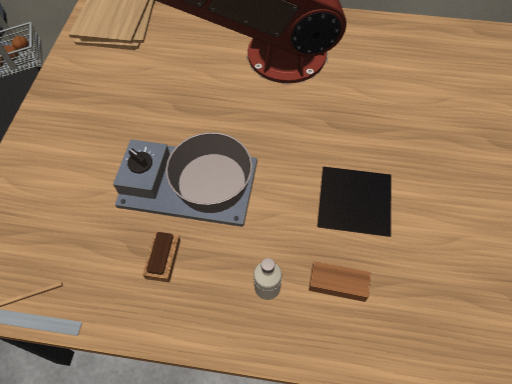

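Call:
{"op": "jog_arm", "data": {
  "plan": [-1,0,0.1,-0.06,0,-1,0,0.15,-0.08,0,-1,0,0.18,-0.08,0,-1,0,0.2,-0.08,0,-1,0,0.22,-0.08,0,-1,0,0.23,-0.08,0,-1,0,0.24,-0.08,0,-1,0,0.24,-0.08,0,-1,0,0.24,-0.08,0,-1,0,0.24,-0.08,0]
}}

```text
clock: 19.25
position: [325.3, -659.3, 379.3]
tcp_rot: [-0.021, 0.969, 0.243, 0.043]
force: [-0.2, -0.7, -3.3]
gripper_width: 11.3
```

```bash
python3 -c "
from h import *
s,R=st()
genpush((.41,-.84,.3),12,grip=-1)"
```

```text
t 19.25 q [-1.249  0.951  1.365  2.021  0.089  1.4  ] p [ 325.3 -659.3  379.3] r 735.2 toolz [ 0.073  0.062 -0.995] tooly [ 0.472 -0.881 -0.02 ] tilt 5.5 F [-0.2 -0.7 -3.3] w 11.3
2 q [-1.24  0.96  1.37  1.96  0.1   1.41] p [ 340. -683.  374.] tz [ 0.097  0.011 -0.995] ty [ 0.47 -0.88  0.04] tilt 5.6 tiltaz 6.0
4 q [-1.24  0.97  1.37  1.89  0.1   1.42] p [ 354. -708.  369.] tz [ 0.12  -0.041 -0.992] ty [ 0.46 -0.88  0.09] tilt 7.3 tiltaz -19.0
6 q [-1.23  0.98  1.37  1.83  0.11  1.43] p [ 368. -734.  365.] tz [ 0.144 -0.093 -0.985] ty [ 0.45 -0.88  0.15] tilt 9.9 tiltaz -33.0
8 q [-1.23  0.99  1.37  1.76  0.11  1.44] p [ 382. -760.  362.] tz [ 0.168 -0.146 -0.975] ty [ 0.44 -0.87  0.21] tilt 12.8 tiltaz -41.0
10 q [-1.23  1.    1.37  1.69  0.11  1.45] p [ 397. -786.  359.] tz [ 0.191 -0.199 -0.961] ty [ 0.43 -0.86  0.26] tilt 16.0 tiltaz -46.0
12 q [-1.22  1.01  1.37  1.61  0.12  1.46] p [ 411. -812.  358.] tz [ 0.214 -0.251 -0.944] ty [ 0.42 -0.85  0.32] tilt 19.3 tiltaz -50.0
[-1, -0.001, 0.232, -0.08, 0, -1, -0.001, 0.234, -0.074, 0, -1, -0.002, 0.236, -0.067, 0, -1, -0.002, 0.238, -0.06, 0, -1, -0.002, 0.24, -0.053, 0, -1, -0.002, 0.241, -0.047, 0, -1, -0.002, 0.242, -0.04, 0, -1, -0.002, 0.243, -0.032, 0, -1, -0.002, 0.244, -0.025, 0, -1, -0.002, 0.245, -0.018, 0]
[-1, -0.002, 0.245, -0.011, 0, -1, -0.002, 0.245, -0.003, 0]
```

Call:
{"op": "jog_arm", "data": {
  "plan": [-1,0,0.1,0.1,0,-1,0,0.15,0.1,0,-1,0,0.2,0.08,0,-1,0,0.22,0.06,0,-1,0,0.23,0.04,0,-1,0,0.24,0,0,-1,0,0.24,0,0,-1,0,0.24,0,0]
}}

```text
clock: 19.92
position: [338.2, -659.3, 320.6]
tcp_rot: [-0.063, 0.966, 0.243, 0.057]
force: [1.1, 0.6, -3.7]
gripper_width: 11.4
```

```bash
python3 -c "
from h import *
s,R=st()
"
```

```text
t 19.92 q [-1.246  1.032  1.365  2.021  0.123  1.395] p [ 338.2 -659.3  320.6] r 741.0 toolz [ 0.079  0.149 -0.986] tooly [ 0.477 -0.874 -0.094] tilt 9.7 F [ 1.1  0.6 -3.7] w 11.4
```

```bash
python3 -c "
from h import *
gen([((300,-590,225),5,0)],grip=-1)
q=ik([300,-590,225],fk(state()['q'])[1],state()['q']);print(q)"
```

```text
q [-1.26  0.72  0.55  1.52  0.12  1.38] p [ 311. -612.  251.] tz [ 0.079  0.149 -0.986] ty [ 0.48 -0.87 -0.09] tilt 9.7 tiltaz 62.0
[-1, -0.02, -0.093, 0.136, 0, -1, -0.022, -0.113, 0.16, 0, -1, -0.026, -0.138, 0.191, 0, -1, -0.03, -0.176, 0.237, 0, -1, -0.042, -0.263, 0.345, 0]
(array([-1.26722855,  0.67008441,  0.3838002 ,  1.40410205,  0.12025063,
        1.37433072]), np.float64(2.2737367544323206e-13))
```

Call:
{"op": "jog_arm", "data": {
  "plan": [-1,-0.02,-0.09,0.1,0,-1,-0.02,-0.11,0.15,0,-1,-0.02,-0.12,0.17,0,-1,-0.02,-0.12,0.17,0,-1,-0.02,-0.1,0.15,0,-1,0,-0.05,0.1,0]
}}

```text
clock: 20.42
position: [309.4, -604.6, 235.7]
tcp_rot: [-0.059, 0.966, 0.243, 0.058]
force: [0.4, 0.1, -4.4]
gripper_width: 11.2
```

```bash
python3 -c "
from h import *
s,R=st();genpush((.41,-.9,0),14,grip=-1)"
```

```text
t 20.42 q [-1.261  0.7    0.468  1.45   0.122  1.381] p [ 309.4 -604.6  235.7] r 679.2 toolz [ 0.083  0.142 -0.986] tooly [ 0.477 -0.875 -0.086] tilt 9.5 F [ 0.4  0.1 -4.4] w 11.2
2 q [-1.25  0.87  0.79  1.61  0.12  1.39] p [ 335. -660.  237.] tz [ 0.083  0.142 -0.986] ty [ 0.48 -0.87 -0.09] tilt 9.5 tiltaz 60.0
4 q [-1.25  1.02  1.12  1.77  0.12  1.39] p [ 349. -693.  239.] tz [ 0.084  0.139 -0.987] ty [ 0.48 -0.88 -0.08] tilt 9.4 tiltaz 59.0
6 q [-1.24  1.15  1.37  1.86  0.13  1.4 ] p [ 363. -722.  226.] tz [ 0.1    0.104 -0.99 ] ty [ 0.47 -0.88 -0.04] tilt 8.3 tiltaz 46.0
8 q [-1.24  1.17  1.37  1.78  0.13  1.41] p [ 377. -750.  209.] tz [ 0.123  0.052 -0.991] ty [ 0.47 -0.88  0.01] tilt 7.7 tiltaz 23.0
10 q [-1.24  1.19  1.37  1.7   0.14  1.42] p [ 391. -778.  192.] tz [ 0.146 -0.    -0.989] ty [ 0.46 -0.89  0.07] tilt 8.4 tiltaz -0.0
12 q [-1.23  1.21  1.37  1.62  0.14  1.44] p [ 405. -805.  177.] tz [ 0.169 -0.054 -0.984] ty [ 0.45 -0.88  0.13] tilt 10.2 tiltaz -18.0
14 q [-1.23  1.23  1.37  1.54  0.15  1.45] p [ 419. -833.  162.] tz [ 0.192 -0.107 -0.976] ty [ 0.44 -0.88  0.18] tilt 12.7 tiltaz -29.0
[-1, -0.014, 0.246, -0.024, 0, -1, -0.014, 0.246, -0.024, 0, -1, -0.014, 0.246, -0.024, 0, -1, -0.014, 0.246, -0.024, 0, -1, -0.014, 0.246, -0.023, 0, -1, -0.015, 0.246, -0.02, 0, -1, -0.015, 0.246, -0.013, 0, -1, -0.015, 0.247, -0.006, 0, -1, -0.015, 0.247, 0.001, 0, -1, -0.015, 0.247, 0.008, 0]
[-1, -0.015, 0.246, 0.015, 0, -1, -0.014, 0.246, 0.022, 0, -1, -0.014, 0.245, 0.029, 0, -1, -0.014, 0.244, 0.037, 0]
```

Call:
{"op": "jog_arm", "data": {
  "plan": [-1,-0.01,0.12,-0.01,0,-1,-0.01,0.15,-0.015,0,-1,-0.01,0.15,-0.015,0,-1,-0.01,0.15,-0.015,0,-1,-0.01,0.15,-0.015,0,-1,-0.01,0.15,-0.015,0,-1,-0.015,0.18,-0.02,0,-1,-0.015,0.2,-0.03,0,-1,-0.015,0.22,-0.04,0,-1,-0.015,0.24,-0.06,0]
}}

```text
clock: 21.25
position: [326.7, -665.2, 255.8]
tcp_rot: [-0.106, 0.962, 0.242, 0.068]
force: [-0.5, 0.9, -3.3]
gripper_width: 11.3
```

```bash
python3 -c "
from h import *
s,R=st();"
```

```text
t 21.25 q [-1.274  1.122  1.366  2.022  0.147  1.359] p [ 326.7 -665.2  255.8] r 741.1 toolz [ 0.08   0.238 -0.968] tooly [ 0.481 -0.86  -0.172] tilt 14.5 F [-0.5  0.9 -3.3] w 11.3
```

```bash
cat >> h.py <<'E'
def wdir(d,mag):
    s,R=st();d=np.array(d,float);print('row',(R.T@d/np.linalg.norm(d)*mag/150).round(3))
E
python3 -c "
from h import *
p=state()['position'];u=np.array([p[0],p[1],0]);u/=np.linalg.norm(u)
wdir(u*.5+[0,0,1],36)"
```

```text
t 21.25 q [-1.274  1.122  1.366  2.022  0.147  1.359] p [ 326.7 -665.2  255.8] r 741.1 toolz [ 0.08   0.238 -0.968] tooly [ 0.481 -0.86  -0.172] tilt 14.5 F [-0.5  0.9 -3.3] w 11.3
row [ 0.037  0.069 -0.227]
```

Call:
{"op": "jog_arm", "data": {
  "plan": [-1,0.02,0.05,-0.12,0,-1,0.035,0.07,-0.18,0,-1,0.035,0.07,-0.22,0,-1,0.035,0.07,-0.22,0,-1,0.035,0.07,-0.22,0,-1,0.035,0.07,-0.22,0]
}}

```text
clock: 21.75
position: [337.4, -658.7, 367.8]
tcp_rot: [-0.033, 0.968, 0.237, 0.079]
force: [0.5, 0.7, -4.6]
gripper_width: 11.0
```

```bash
python3 -c "
from h import *
p=state()['position'];u=np.array([p[0],p[1],0]);u/=np.linalg.norm(u)
wdir(u*.5+[0,0,1],36)"
```

```text
t 21.75 q [-1.264  0.971  1.366  2.022  0.162  1.393] p [ 337.4 -658.7  367.8] r 740.1 toolz [ 0.138  0.101 -0.985] tooly [ 0.464 -0.886 -0.026] tilt 9.8 F [ 0.5  0.7 -4.6] w 11.0
row [ 0.036  0.102 -0.214]
```

Call:
{"op": "jog_arm", "data": {
  "plan": [-1,0.03,0.1,-0.22,0,-1,0.03,0.1,-0.22,0,-1,0.03,0.11,-0.22,0,-1,0.03,0.11,-0.22,0,-1,0.03,0.11,-0.22,0,-1,0.03,0.12,-0.22,0,-1,0.03,0.12,-0.22,0,-1,0.03,0.12,-0.22,0]
}}

```text
clock: 22.42
position: [333.0, -619.3, 544.3]
tcp_rot: [0.086, 0.964, 0.23, 0.103]
force: [0.5, -0.3, -3.8]
gripper_width: 11.1
```

```bash
python3 -c "
from h import *
p=state()['position'];u=np.array([p[0],p[1],0]);u/=np.linalg.norm(u)
wdir(u*.5+[0,0,1],38)"
```

```text
t 22.42 q [-1.265  0.726  1.366  2.022  0.192  1.426] p [ 333.  -619.3  544.3] r 703.1 toolz [ 0.238 -0.119 -0.964] tooly [ 0.425 -0.879  0.213] tilt 15.4 F [ 0.5 -0.3 -3.8] w 11.1
row [ 0.037  0.159 -0.194]
```

Call:
{"op": "jog_arm", "data": {
  "plan": [-1,0.03,0.15,-0.2,0,-1,0.03,0.15,-0.2,0,-1,0.03,0.16,-0.2,0,-1,0.03,0.16,-0.2,0,-1,0.03,0.17,-0.2,0,-1,0.03,0.17,-0.19,0,-1,0.03,0.18,-0.19,0,-1,0.03,0.18,-0.18,0,-1,0.03,0.19,-0.18,0,-1,0.03,0.19,-0.17,0]
}}

```text
clock: 23.25
position: [302.6, -543.6, 716.9]
tcp_rot: [0.212, 0.941, 0.222, 0.142]
force: [0.1, 0.4, -3.9]
gripper_width: 11.3
```

```bash
python3 -c "
from h import *
p=state()['position'];u=np.array([p[0],p[1],0]);u/=np.linalg.norm(u)
wdir(u*.5+[0,0,1],38)
cv2.imwrite('pics/w5.png',viewer.snapshot('wrist'))"
```

```text
t 23.25 q [-1.313  0.468  1.366  2.022  0.267  1.427] p [ 302.6 -543.6  716.9] r 622.2 toolz [ 0.362 -0.336 -0.87 ] tooly [ 0.357 -0.812  0.462] tilt 29.6 F [ 0.1  0.4 -3.9] w 11.3
row [ 0.04   0.205 -0.144]
```

View pics/w5.png

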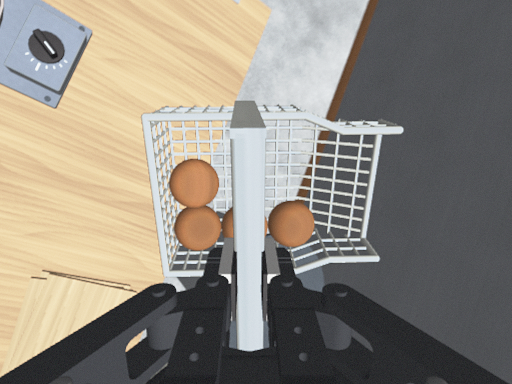

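Call:
{"op": "jog_arm", "data": {
  "plan": [-1,0.03,0.2,-0.15,0,-1,0.03,0.2,-0.15,0,-1,0.03,0.2,-0.15,0,-1,0.03,0.21,-0.14,0,-1,0.03,0.21,-0.13,0,-1,0.03,0.22,-0.13,0,-1,0.03,0.22,-0.12,0,-1,0.03,0.22,-0.11,0,-1,0.03,0.22,-0.1,0,-1,0.03,0.22,-0.1,0]
}}

```text
clock: 24.13
position: [261.7, -505.4, 807.9]
tcp_rot: [0.29, 0.913, 0.215, 0.191]
force: [-0.1, -0.3, -3.8]
gripper_width: 11.7
```

```bash
python3 -c "
from h import *
p=state()['position'];u=np.array([p[0],p[1],0]);u/=np.linalg.norm(u)
wdir(u*.3+[0,0,1],38)"
```

```text
t 24.13 q [-1.454  0.334  1.365  2.021  0.431  1.356] p [ 261.7 -505.4  807.9] r 569.2 toolz [ 0.473 -0.447 -0.759] tooly [ 0.282 -0.74   0.611] tilt 40.6 F [-0.1 -0.3 -3.8] w 11.7
row [ 0.05   0.205 -0.14 ]
```

Call:
{"op": "jog_arm", "data": {
  "plan": [-1,0.03,0.21,-0.14,0,-1,0.03,0.21,-0.14,0,-1,0.03,0.21,-0.14,0,-1,0.03,0.21,-0.13,0,-1,0.03,0.21,-0.13,0,-1,0.03,0.2,-0.12,0]
}}

```text
clock: 24.63
position: [232.9, -480.4, 864.4]
tcp_rot: [0.345, 0.889, 0.206, 0.219]
force: [-0.9, -0.1, -3.2]
gripper_width: 11.4
```

```bash
python3 -c "
from h import *
p=state()['position'];u=np.array([p[0],p[1],0]);u/=np.linalg.norm(u)
wdir(u*.3+[0,0,1],38)"
```

```text
t 24.63 q [-1.581  0.255  1.366  2.021  0.567  1.304] p [ 232.9 -480.4  864.4] r 533.8 toolz [ 0.532 -0.523 -0.666] tooly [ 0.216 -0.677  0.704] tilt 48.2 F [-0.9 -0.1 -3.2] w 11.4
row [ 0.052  0.222 -0.11 ]
```

```bash
cat >> h.py <<'E'
def spoutyaw():
    s=state();w,x,y,z=s['tcp_rot'];R=Rn.from_quat([x,y,z,w]).as_matrix()
    g=R.T@np.array([0,0,-1.]);  # downhill in tool frame
    a=np.degrees(np.arctan2(-g[0],g[1])); print('yaw needed to bring tool y downhill (deg)',a.round(1),'or',(a-360*np.sign(a)).round(1)); return a
E
python3 -c "
from h import *
a=spoutyaw()
gen([((330,-420,760),6,0),((514,-131,420),15,0),((514,-131,330),4,0)],grip=-1)
q=np.array(state()['q']);T=fk(q)[1]
for y in (0,a,a-360*np.sign(a)):
  print(y,ik([514,-131,225],T@Rn.from_euler('z',np.radians(y)).as_matrix(),np.array([0,.2,-.6,.5,-.7,2.6-0*y])))
"
```

```text
yaw needed to bring tool y downhill (deg) 160.7 or -199.3
q [-1.25 -0.16  0.39  1.34  0.35  1.58] p [ 326. -423.  765.] tz [ 0.531 -0.522 -0.667] ty [ 0.22 -0.68  0.7 ] tilt 48.1 tiltaz -45.0
q [-0.13 -0.23 -0.59  0.48 -0.47  2.38] p [ 514. -131.  420.] tz [ 0.531 -0.522 -0.667] ty [ 0.22 -0.68  0.7 ] tilt 48.1 tiltaz -45.0
q [-0.13 -0.16 -0.79  0.22 -0.47  2.38] p [ 514. -131.  330.] tz [ 0.531 -0.522 -0.667] ty [ 0.22 -0.68  0.7 ] tilt 48.1 tiltaz -45.0
[-1, 0.094, -0.104, 0.1, 0, -1, 0.104, -0.121, 0.114, 0, -1, 0.116, -0.138, 0.129, 0, -1, 0.129, -0.157, 0.144, 0, -1, 0.144, -0.178, 0.162, 0, -1, 0.167, -0.208, 0.188, 0, -1, 0.098, -0.178, 0.079, 0, -1, 0.098, -0.178, 0.079, 0, -1, 0.098, -0.177, 0.079, 0, -1, 0.098, -0.178, 0.079, 0]
[-1, 0.098, -0.177, 0.079, 0, -1, 0.098, -0.178, 0.079, 0, -1, 0.098, -0.177, 0.079, 0, -1, 0.098, -0.178, 0.079, 0, -1, 0.098, -0.177, 0.079, 0, -1, 0.098, -0.178, 0.079, 0, -1, 0.098, -0.177, 0.079, 0, -1, 0.098, -0.178, 0.079, 0, -1, 0.098, -0.177, 0.079, 0, -1, 0.098, -0.178, 0.079, 0]
[-1, 0.097, -0.177, 0.08, 0, -1, -0.037, -0.105, 0.1, 0, -1, -0.037, -0.106, 0.1, 0, -1, -0.037, -0.105, 0.1, 0, -1, -0.037, -0.106, 0.1, 0]
0 (array([-0.12508588,  0.00530852, -0.98291945, -0.14471713, -0.46985046,
        2.37885029]), np.float64(1.7053025658242404e-13))
160.66380470542765 (array([-2.52      , -0.91      , -1.3       ,  1.67959477,  0.85024943,
        2.65572831]), np.float64(192.8661545368489))
-199.33619529457235 (array([-2.52      , -0.91      , -1.3       ,  1.67959477,  0.85024943,
        2.65572831]), np.float64(192.86615404792184))
```

Call:
{"op": "jog_arm", "data": {
  "plan": [-1,0.06,-0.07,0.06,0,-1,0.1,-0.12,0.11,0,-1,0.116,-0.138,0.13,0,-1,0.116,-0.138,0.13,0,-1,0.116,-0.15,0.13,0,-1,0.1,-0.17,0.1,0,-1,0.1,-0.178,0.08,0,-1,0.1,-0.178,0.08,0,-1,0.1,-0.178,0.08,0,-1,0.1,-0.178,0.08,0]
}}

```text
clock: 25.47
position: [362.8, -342.3, 672.4]
tcp_rot: [0.352, 0.887, 0.202, 0.22]
force: [0.6, -1.2, -3.8]
gripper_width: 11.2
```

```bash
python3 -c "
from h import *
st();a=spoutyaw()
gen([((514,-131,420),13,0),((514,-131,300),5,0)],grip=-1)"
```

```text
t 25.47 q [-1.006 -0.36  -0.04   1.046  0.165  1.761] p [ 362.8 -342.3  672.4] r 498.8 toolz [ 0.533 -0.535 -0.655] tooly [ 0.204 -0.67   0.713] tilt 49.1 F [ 0.6 -1.2 -3.8] w 11.2
yaw needed to bring tool y downhill (deg) 160.8 or -199.2
q [-0.11 -0.23 -0.6   0.46 -0.49  2.39] p [ 514. -131.  420.] tz [ 0.533 -0.535 -0.655] ty [ 0.2  -0.67  0.71] tilt 49.1 tiltaz -45.0
q [-0.11 -0.12 -0.86  0.1  -0.49  2.39] p [ 514. -131.  300.] tz [ 0.533 -0.535 -0.655] ty [ 0.2  -0.67  0.71] tilt 49.1 tiltaz -45.0
[-1, 0.087, -0.149, 0.068, 0, -1, 0.087, -0.149, 0.068, 0, -1, 0.087, -0.149, 0.068, 0, -1, 0.087, -0.149, 0.068, 0, -1, 0.087, -0.149, 0.068, 0, -1, 0.087, -0.15, 0.069, 0, -1, 0.087, -0.149, 0.068, 0, -1, 0.087, -0.15, 0.069, 0, -1, 0.087, -0.149, 0.068, 0, -1, 0.087, -0.15, 0.069, 0]
[-1, 0.087, -0.149, 0.068, 0, -1, 0.088, -0.15, 0.069, 0, -1, 0.087, -0.149, 0.068, 0, -1, -0.04, -0.114, 0.105, 0, -1, -0.04, -0.114, 0.105, 0, -1, -0.039, -0.114, 0.105, 0, -1, -0.04, -0.114, 0.105, 0, -1, -0.039, -0.115, 0.105, 0]
```

Call:
{"op": "jog_arm", "data": {
  "plan": [-1,0.09,-0.155,0.07,0,-1,0.09,-0.155,0.07,0,-1,0.09,-0.155,0.07,0,-1,0.09,-0.155,0.07,0,-1,0.09,-0.155,0.07,0,-1,0.09,-0.155,0.07,0,-1,0.09,-0.155,0.07,0,-1,0.09,-0.155,0.07,0,-1,0.09,-0.155,0.07,0,-1,0.09,-0.155,0.07,0]
}}

```text
clock: 26.3
position: [480.6, -155.8, 458.2]
tcp_rot: [0.347, 0.887, 0.204, 0.227]
force: [0.9, -0.3, -4.2]
gripper_width: 11.2
```

```bash
python3 -c "
from h import *
st()
gen([((510,-128,420),3,0),((510,-128,290),6,-36),(None,7,-45)],grip=-1)"
```

```text
t 26.3 q [-0.219 -0.334 -0.577  0.552 -0.404  2.304] p [ 480.6 -155.8  458.2] r 505.3 toolz [ 0.543 -0.524 -0.656] tooly [ 0.204 -0.676  0.708] tilt 49.0 F [ 0.9 -0.3 -4.2] w 11.2
q [-0.12 -0.25 -0.62  0.46 -0.47  2.38] p [ 510. -128.  420.] tz [ 0.543 -0.524 -0.656] ty [ 0.2  -0.68  0.71] tilt 49.0 tiltaz -44.0
q [-0.12 -0.12 -0.89  0.06 -0.47  1.76] p [ 510. -128.  290.] tz [ 0.543 -0.524 -0.656] ty [ 0.64 -0.24  0.73] tilt 49.0 tiltaz -44.0
q [-0.12 -0.12 -0.89  0.06 -0.47  0.97] p [ 510. -128.  290.] tz [ 0.543 -0.524 -0.656] ty [0.84 0.41 0.37] tilt 49.0 tiltaz -44.0
[-1, 0.063, -0.089, 0.059, 0, -1, 0.062, -0.089, 0.059, 0, -1, 0.063, -0.088, 0.06, 0, -1, -0.038, -0.102, 0.095, -0.0333, -1, -0.027, -0.106, 0.095, -0.0333, -1, -0.015, -0.108, 0.095, -0.0333, -1, -0.004, -0.109, 0.095, -0.0333, -1, 0.007, -0.109, 0.094, -0.0333, -1, 0.019, -0.107, 0.095, -0.0333, -1, 0, 0, 0, -0.0357]
[-1, 0, 0, 0, -0.0357, -1, 0, 0, 0, -0.0357, -1, 0, 0, 0, -0.0357, -1, 0, 0, 0, -0.0357, -1, 0, 0, 0, -0.0357, -1, 0, 0, 0, -0.0357]
```

Call:
{"op": "jog_arm", "data": {
  "plan": [-1,0.06,-0.09,0.06,0,-1,0.06,-0.09,0.06,0,-1,0.06,-0.09,0.06,0,-1,-0.038,-0.102,0.095,-0.033,-1,-0.027,-0.106,0.095,-0.033,-1,-0.015,-0.108,0.095,-0.033,-1,0,-0.11,0.095,-0.033,-1,0.007,-0.11,0.095,-0.033,-1,0.02,-0.107,0.095,-0.033,-1,0,0,0,-0.036]
}}

```text
clock: 27.13
position: [506.3, -115.9, 270.6]
tcp_rot: [0.396, 0.746, 0.528, 0.088]
force: [-1.4, -0.7, -4.8]
gripper_width: 11.5
```

```bash
python3 -c "
from h import *
s,R=st();a=spoutyaw()
y=R[:,1];print('lip',s['position']+88*R[:,2]+95*y)
cv2.imwrite('pics/s6.png',viewer.snapshot('side'));cv2.imwrite('pics/w6.png',viewer.snapshot('wrist'))"
```

```text
t 27.13 q [-0.108 -0.111 -0.923  0.03  -0.451  1.628] p [ 506.3 -115.9  270.6] r 519.4 toolz [ 0.549 -0.497 -0.672] tooly [ 0.719 -0.129  0.683] tilt 47.8 F [-1.4 -0.7 -4.8] w 11.5
yaw needed to bring tool y downhill (deg) -157.3 or 202.7
lip [ 622.9143816  -171.95824648  276.4578007 ]
```

View pics/s6.png

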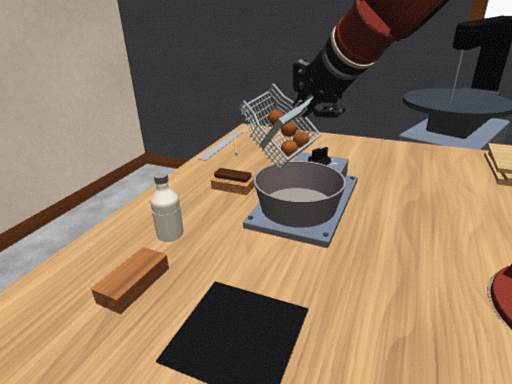

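View pics/w6.png

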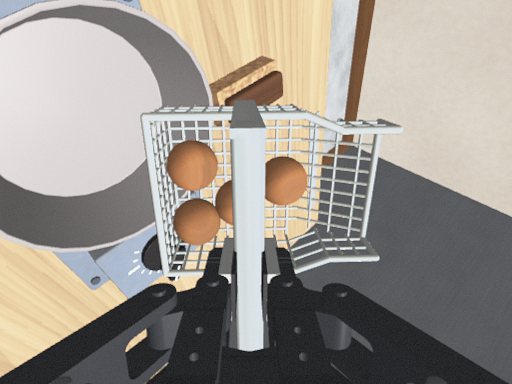

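```bash
python3 -c "
from h import *
gen([((498,-150,262),13,-90)],grip=-1)"
```

```text
q [-0.22 -0.12 -0.97 -0.05 -0.38 -0.03] p [ 498. -150.  262.] tz [ 0.552 -0.499 -0.668] ty [ 0.43  0.86 -0.28] tilt 48.1 tiltaz -42.0
[-1, -0.015, -0.006, 0.01, -0.0385, -1, -0.015, -0.008, 0.01, -0.0385, -1, -0.013, -0.009, 0.01, -0.0385, -1, -0.012, -0.011, 0.01, -0.0385, -1, -0.011, -0.012, 0.01, -0.0385, -1, -0.009, -0.014, 0.01, -0.0385, -1, -0.008, -0.015, 0.01, -0.0385, -1, -0.006, -0.015, 0.01, -0.0385, -1, -0.004, -0.016, 0.01, -0.0385, -1, -0.002, -0.016, 0.01, -0.0385]
[-1, 0, -0.016, 0.01, -0.0385, -1, 0.002, -0.017, 0.01, -0.0385, -1, 0.004, -0.016, 0.01, -0.0385]
```

Call:
{"op": "jog_arm", "data": {
  "plan": [-1,-0.015,-0.006,0.01,-0.038,-1,-0.015,-0.008,0.01,-0.038,-1,-0.013,-0.009,0.01,-0.038,-1,-0.012,-0.011,0.01,-0.038,-1,-0.011,-0.012,0.01,-0.038,-1,-0.009,-0.014,0.01,-0.038,-1,-0.008,-0.015,0.01,-0.038,-1,-0.006,-0.015,0.01,-0.038,-1,-0.004,-0.016,0.01,-0.038,-1,-0.002,-0.016,0.01,-0.038]
}}

```text
clock: 28.07
position: [506.0, -143.2, 275.9]
tcp_rot: [0.387, 0.321, 0.853, -0.142]
force: [-0.4, -0.2, -4.7]
gripper_width: 11.2
```

```bash
python3 -c "
from h import *
s,R=st();a=spoutyaw()
gen([((498,-150,222),5,-25)],grip=-1)"
```

```text
t 28.07 q [-0.2   -0.135 -0.951 -0.026 -0.377  0.364] p [ 506.  -143.2  275.9] r 525.9 toolz [ 0.569 -0.49  -0.66 ] tooly [0.657 0.754 0.007] tilt 48.7 F [-0.4 -0.2 -4.7] w 11.2
yaw needed to bring tool y downhill (deg) -90.5 or 269.5
q [-0.23 -0.04 -1.07 -0.24 -0.36 -0.09] p [ 498. -150.  222.] tz [ 0.569 -0.49  -0.66 ] ty [ 0.39  0.87 -0.31] tilt 48.7 tiltaz -41.0
[-1, 0.055, -0.015, 0.046, -0.0278, -1, 0.056, -0.01, 0.046, -0.0278, -1, 0.057, -0.005, 0.046, -0.0278, -1, 0.057, 0.001, 0.046, -0.0278, -1, 0.057, 0.005, 0.045, -0.0278]
```

Call:
{"op": "jog_arm", "data": {
  "plan": [-1,0.06,-0.02,0.05,-0.01,-1,0.06,-0.02,0.05,-0.01,-1,0.06,-0.015,0.05,-0.01,-1,0.06,-0.015,0.05,-0.01,-1,0.06,-0.015,0.05,-0.01]
}}

```text
clock: 28.48
position: [501.4, -155.7, 226.9]
tcp_rot: [0.384, 0.258, 0.87, -0.167]
force: [-0.3, 0.1, -3.4]
gripper_width: 11.3
```

```bash
python3 -c "
from h import *
s,R=st();a=spoutyaw()
cv2.imwrite('pics/s7.png',viewer.snapshot('side'))
gen([((498,-150,218),11,a)],grip=-1)"
```

```text
t 28.48 q [-0.245 -0.046 -1.073 -0.269 -0.339  0.185] p [ 501.4 -155.7  226.9] r 525.0 toolz [ 0.583 -0.489 -0.649] tooly [ 0.578  0.811 -0.092] tilt 49.5 F [-0.3  0.1 -3.4] w 11.3
yaw needed to bring tool y downhill (deg) -83.1 or 276.9
q [-0.23 -0.03 -1.09 -0.3  -0.35 -1.18] p [ 498. -150.  218.] tz [ 0.583 -0.488 -0.649] ty [-0.45  0.47 -0.76] tilt 49.5 tiltaz -40.0
[-1, 0.006, 0.002, 0, -0.042, -1, 0.005, 0.003, 0, -0.042, -1, 0.005, 0.003, 0, -0.042, -1, 0.004, 0.004, 0, -0.042, -1, 0.004, 0.004, 0, -0.042, -1, 0.003, 0.005, 0, -0.042, -1, 0.003, 0.005, 0.001, -0.042, -1, 0.002, 0.006, 0, -0.042, -1, 0.002, 0.006, 0.001, -0.042, -1, 0.001, 0.006, 0, -0.042]
[-1, 0, 0.006, 0.001, -0.042]
```

View pics/s7.png

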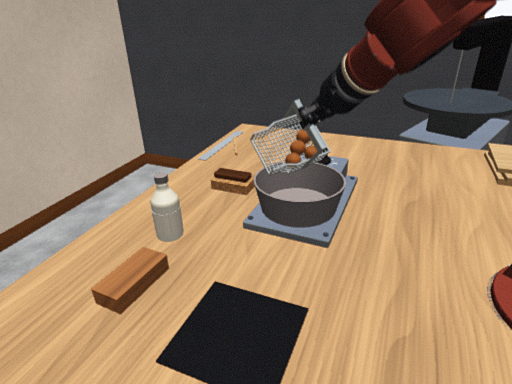

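Call:
{"op": "jog_arm", "data": {
  "plan": [-1,0.006,0.002,0.01,-0.036,-1,0.005,0.003,0.01,-0.036,-1,0.005,0.003,0.005,-0.036,-1,0.004,0.004,0,-0.036,-1,0.004,0.004,0,-0.036,-1,0.003,0.005,0,-0.036,-1,0.003,0.005,0,-0.036,-1,0.002,0.005,0,-0.036,-1,0.002,0.005,0,-0.036,-1,0,0.005,0,-0.036]
}}

```text
clock: 29.37
position: [507.4, -153.9, 228.6]
tcp_rot: [0.242, -0.248, 0.871, -0.348]
force: [-0.1, -0.4, -2.9]
gripper_width: 11.2
```

```bash
python3 -c "
from h import *
s,R=st();a=spoutyaw();y=R[:,1];print('lip',s['position']+88*R[:,2]+95*y)
cv2.imwrite('pics/s8.png',viewer.snapshot('side'));cv2.imwrite('pics/w8.png',viewer.snapshot('wrist'))"
```

```text
t 29.37 q [-0.241 -0.038 -1.074 -0.29  -0.336 -0.944] p [ 507.4 -153.9  228.6] r 530.2 toolz [ 0.595 -0.486 -0.641] tooly [-0.264  0.635 -0.726] tilt 50.2 F [-0.1 -0.4 -2.9] w 11.2
yaw needed to bring tool y downhill (deg) -19.0 or 341.0
lip [ 534.71365491 -136.30277959  103.28461771]
```

View pics/s8.png

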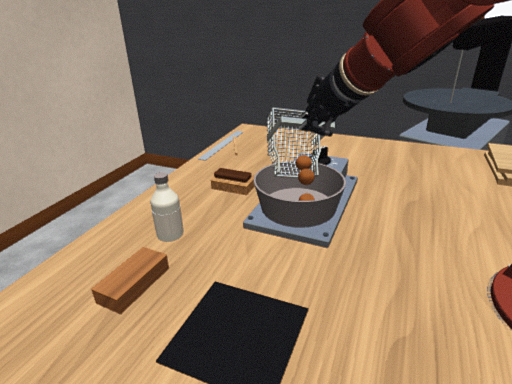

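View pics/w8.png

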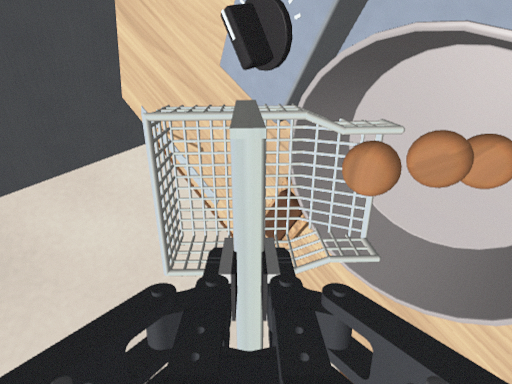

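Call:
{"op": "jog_arm", "data": {
  "plan": [-1,0,0,0,-0.03,-1,0,0,0,-0.03,-1,0,0,0,-0.02,-1,0,0,0,0,-1,0,0,0,0,-1,0,0,0,0]
}}

```text
clock: 29.97
position: [510.3, -154.5, 234.0]
tcp_rot: [0.207, -0.34, 0.838, -0.373]
force: [-0.8, 0.2, -2.3]
gripper_width: 11.2
```

```bash
python3 -c "
from h import *
s,R=st()
cv2.imwrite('pics/sc9.png',viewer.snapshot('scene'));cv2.imwrite('pics/w9.png',viewer.snapshot('wrist'))"
```

```text
t 29.97 q [-0.242 -0.045 -1.067 -0.284 -0.333 -1.162] p [ 510.3 -154.5  234. ] r 533.2 toolz [ 0.6   -0.485 -0.636] tooly [-0.416  0.49  -0.766] tilt 50.5 F [-0.8  0.2 -2.3] w 11.2
```

View pics/sc9.png

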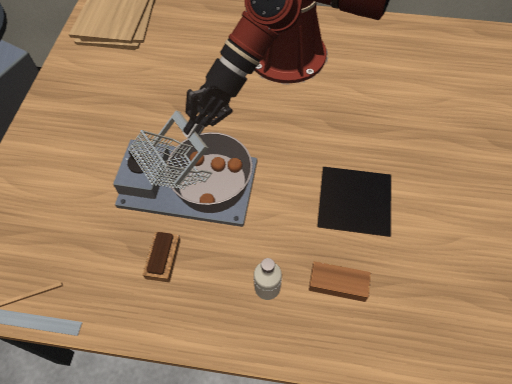

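View pics/w9.png

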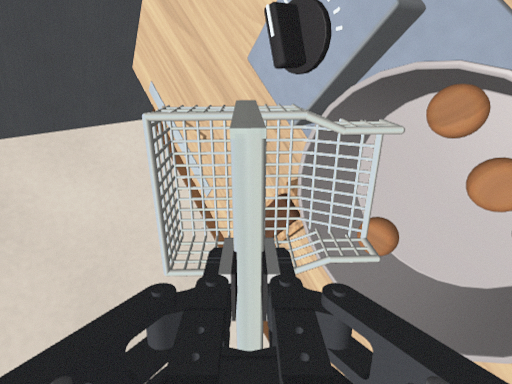

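```bash
cat > s5.py <<'E'
from h import *
q=np.array(state()['q']);
q=goto(q,(500,-110,330));q=goto(q,(440,100,400));q=goto(q,(300,400,400));q=goto(q,(0,520,400));q=goto(q,(-330,400,400))
a=np.radians(141);u=np.array([np.cos(a),np.sin(a),0])
for e in (0,.5,1.5):
    print('e',e);d=u+[0,0,e];d/=np.linalg.norm(d);push(q,d,25)
E
python3 s5.py
```

```text
goto (500, -110, 330) rows 3 q [-0.11 -0.23 -0.89  0.12 -0.43 -1.07] p [ 500. -111.  329.] tz [ 0.6   -0.485 -0.636] ty [-0.42  0.49 -0.77] tilt 50.5 tiltaz -39.0
goto (440, 100, 400) rows 7 q [ 0.57 -0.14 -0.54  0.8  -0.82 -0.37] p [440. 100. 400.] tz [ 0.6   -0.485 -0.636] ty [-0.42  0.49 -0.77] tilt 50.5 tiltaz -39.0
goto (300, 400, 400) rows 10 q [ 1.23  0.44  0.14  1.66 -0.81  0.63] p [300. 400. 400.] tz [ 0.6   -0.485 -0.636] ty [-0.42  0.49 -0.77] tilt 50.5 tiltaz -39.0
goto (0, 520, 400) rows 16 q [ 1.75  0.67  0.57  2.02 -0.57  1.08] p [  2. 518. 397.] tz [ 0.61  -0.335 -0.718] ty [-0.5   0.54 -0.68] tilt 44.1 tiltaz -29.0
goto (-330, 400, 400) rows 20 q [ 2.29  0.64  0.66  2.02 -0.3   1.47] p [-328.  399.  397.] tz [ 0.486 -0.109 -0.867] ty [-0.66  0.61 -0.45] tilt 29.9 tiltaz -13.0
e 0
q [ 2.31  0.89  1.01  2.02 -0.3   1.46] p [-419.  480.  335.] tz [ 0.425 -0.029 -0.905] ty [-0.71  0.61 -0.35] tilt 25.2 tiltaz -4.0
q [ 2.33  1.1   1.35  2.02 -0.3   1.44] p [-490.  542.  278.] tz [ 0.347  0.066 -0.936] ty [-0.76  0.61 -0.24] tilt 20.7 tiltaz 11.0
q [ 2.34  1.16  1.37  1.84
[... 1013 characters left out ...]
8  0.22] tilt 26.2 tiltaz 87.0
e 1.5
q [ 2.29  0.6   0.77  2.02 -0.31  1.42] p [-341.  425.  448.] tz [ 0.402  0.006 -0.915] ty [-0.72  0.61 -0.31] tilt 23.7 tiltaz 1.0
q [ 2.28  0.58  0.92  2.02 -0.33  1.36] p [-357.  455.  500.] tz [ 0.314  0.126 -0.941] ty [-0.78  0.6  -0.18] tilt 19.8 tiltaz 22.0
q [ 2.28  0.58  1.08  2.02 -0.34  1.31] p [-375.  483.  551.] tz [ 0.224  0.249 -0.942] ty [-0.82  0.58 -0.04] tilt 19.6 tiltaz 48.0
q [ 2.28  0.6   1.26  2.02 -0.35  1.25] p [-393.  509.  601.] tz [ 0.136  0.37  -0.919] ty [-0.84  0.53  0.09] tilt 23.2 tiltaz 70.0
q [ 2.28  0.6   1.37  1.98 -0.36  1.2 ] p [-409.  529.  650.] tz [ 0.051  0.483 -0.874] ty [-0.85  0.47  0.21] tilt 29.0 tiltaz 84.0
```

```bash
cat > s6.py <<'E'
from h import *
q0=np.array(state()['q']);T=fk(q0)[1]
for az in (60,90,115,130,141,148):
  for r in (300,360,420,500):
    for z in (250,330,400):
      a=np.radians(az);q,e=ik([r*np.cos(a),r*np.sin(a),z],T,np.array([a-.2,.5,.1,1.8,-.3,1.2]))
      if e<1: print(az,r,z,q.round(2))
E
python3 s6.py
```

```text
60 300 250 [ 1.48  0.32 -0.49  1.35 -0.7   0.92]
60 300 330 [ 1.48  0.24 -0.37  1.56 -0.7   0.92]
60 300 400 [ 1.48  0.19 -0.24  1.74 -0.7   0.92]
60 360 250 [ 1.42  0.4  -0.36  1.36 -0.73  0.86]
60 360 330 [ 1.42  0.32 -0.24  1.56 -0.73  0.86]
60 360 400 [ 1.42  0.27 -0.12  1.73 -0.73  0.86]
60 420 250 [ 1.38  0.48 -0.22  1.39 -0.75  0.81]
60 420 330 [ 1.38  0.41 -0.11  1.57 -0.75  0.81]
60 420 400 [ 1.38  0.37  0.02  1.74 -0.75  0.81]
60 500 250 [ 1.33  0.59 -0.01  1.45 -0.77  0.76]
60 500 330 [ 1.33  0.54  0.11  1.62 -0.77  0.76]
60 500 400 [ 1.33  0.51  0.25  1.79 -0.77  0.76]
90 300 250 [ 1.81  0.49 -0.26  1.59 -0.49  1.24]
90 300 330 [ 1.81  0.41 -0.15  1.78 -0.49  1.24]
90 300 400 [ 1.81  0.37 -0.02  1.94 -0.49  1.24]
90 360 250 [ 1.78  0.58 -0.09  1.66 -0.51  1.21]
90 360 330 [ 1.78  0.51  0.02  1.83 -0.51  1.21]
90 360 400 [ 1.78  0.48  0.15  2.   -0.51  1.21]
90 420 250 [ 1.76  0.68  0.1   1.74 -0.52  1.2 ]
90 420 330 [ 1.76  0.62  0.21  1.91 -0.52  1.2 ]
90 500 250 [ 1.74  0.83  0.4   1.87 -0.54  1.18]
115 300 250 [ 2.07  0.57 -0.13  1.71 -0.3   1.43]
115 300 330 [ 2.07  0.5  -0.03  1.89 -0.3   1.43]
115 360 250 [ 2.06  0.67  0.06  1.8  -0.31  1.43]
115 360 330 [ 2.06  0.61  0.17  1.97 -0.31  1.43]
115 420 250 [ 2.06  0.78  0.28  1.91 -0.31  1.42]
130 300 250 [ 2.22  0.59 -0.09  1.75 -0.19  1.53]
130 300 330 [ 2.22  0.52  0.01  1.93 -0.19  1.53]
130 360 250 [ 2.22  0.7   0.11  1.84 -0.18  1.53]
130 360 330 [ 2.22  0.64  0.22  2.01 -0.18  1.53]
130 420 250 [ 2.23  0.82  0.34  1.96 -0.18  1.54]
141 300 250 [ 2.32  0.6  -0.09  1.76 -0.11  1.6 ]
141 300 330 [ 2.32  0.53  0.02  1.94 -0.11  1.6 ]
141 360 250 [ 2.34  0.71  0.12  1.86 -0.09  1.61]
141 420 250 [ 2.35  0.83  0.35  1.98 -0.09  1.62]
148 300 250 [ 2.39  0.6  -0.09  1.76 -0.05  1.64]
148 300 330 [ 2.39  0.53  0.02  1.94 -0.05  1.64]
148 360 250 [ 2.41  0.7   0.11  1.86 -0.04  1.66]
148 420 250 [ 2.43  0.82  0.35  1.98 -0.03  1.67]
```

```bash
cat > s5.py <<'E'
from h import *
q=np.array(state()['q']);
for w in [(500,-110,330),(420,80,330),(270,290,300),(0,380,265),(-290,255,255)]: q=goto(q,w,30)
a=np.radians(141);u=np.array([np.cos(a),np.sin(a),0])
for e in (0.3,1,2.5):
    print('e',e);d=u+[0,0,e];d/=np.linalg.norm(d);push(q,d,30)
E
python3 s5.py
```

```text
goto (500, -110, 330) rows 4 q [-0.11 -0.24 -0.88  0.13 -0.43 -1.07] p [ 500. -110.  330.] tz [ 0.6   -0.485 -0.636] ty [-0.42  0.49 -0.77] tilt 50.5 tiltaz -39.0
goto (420, 80, 330) rows 7 q [ 0.55 -0.15 -0.75  0.59 -0.81 -0.4 ] p [420.  80. 330.] tz [ 0.6   -0.485 -0.636] ty [-0.42  0.49 -0.77] tilt 50.5 tiltaz -39.0
goto (270, 290, 300) rows 9 q [ 1.21  0.28 -0.36  1.3  -0.82  0.6 ] p [270. 290. 300.] tz [ 0.6   -0.485 -0.636] ty [-0.42  0.49 -0.77] tilt 50.5 tiltaz -39.0
goto (0, 380, 265) rows 10 q [ 1.77  0.6  -0.01  1.71 -0.51  1.21] p [  0. 380. 265.] tz [ 0.6   -0.485 -0.636] ty [-0.42  0.49 -0.77] tilt 50.5 tiltaz -39.0
goto (-290, 255, 255) rows 11 q [ 2.32  0.75  0.22  1.92 -0.11  1.6 ] p [-290.  255.  255.] tz [ 0.6   -0.485 -0.636] ty [-0.42  0.49 -0.77] tilt 50.5 tiltaz -39.0
e 0.3
q [ 2.34  0.9   0.57  2.02 -0.1   1.6 ] p [-369.  320.  245.] tz [ 0.551 -0.436 -0.711] ty [-0.48  0.54 -0.7 ] tilt 44.6 tiltaz -38.0
q [ 2.35  0.98  0.8   2.02 -0.09  1.59] p [-427.  370.  225.] tz [ 0.475 -0.361 -0.803] ty [-0.55  0.59 -0.59] tilt 36.6 tiltaz -37.0
q [ 2.35  1.06  1.03  2.
[... 1423 characters left out ...]
53 -0.7 ] tilt 44.9 tiltaz -38.0
q [ 2.3   0.5   0.3   2.02 -0.12  1.56] p [-279.  257.  391.] tz [ 0.488 -0.364 -0.793] ty [-0.54  0.59 -0.6 ] tilt 37.5 tiltaz -37.0
q [ 2.29  0.41  0.35  2.02 -0.13  1.53] p [-278.  266.  433.] tz [ 0.415 -0.28  -0.866] ty [-0.6   0.63 -0.49] tilt 30.0 tiltaz -34.0
q [ 2.28  0.35  0.43  2.02 -0.13  1.5 ] p [-285.  282.  473.] tz [ 0.334 -0.185 -0.924] ty [-0.65  0.66 -0.37] tilt 22.4 tiltaz -29.0
q [ 2.27  0.31  0.53  2.02 -0.14  1.48] p [-296.  304.  515.] tz [ 0.247 -0.08  -0.966] ty [-0.7   0.68 -0.23] tilt 15.0 tiltaz -18.0
q [ 2.26  0.29  0.67  2.02 -0.14  1.45] p [-312.  329.  561.] tz [ 0.155  0.032 -0.987] ty [-0.72  0.68 -0.09] tilt 9.1 tiltaz 12.0
```

```bash
python3 -c "
from h import *
gen([((500,-110,330),5,0),((420,80,330),7,0),((270,290,300),8,0)],grip=-1)"
```

```text
q [-0.11 -0.24 -0.88  0.13 -0.43 -1.07] p [ 500. -110.  330.] tz [ 0.6   -0.485 -0.636] ty [-0.42  0.49 -0.77] tilt 50.5 tiltaz -39.0
q [ 0.55 -0.15 -0.75  0.59 -0.81 -0.4 ] p [420.  80. 330.] tz [ 0.6   -0.485 -0.636] ty [-0.42  0.49 -0.77] tilt 50.5 tiltaz -39.0
q [ 1.21  0.28 -0.36  1.3  -0.82  0.6 ] p [270. 290. 300.] tz [ 0.6   -0.485 -0.636] ty [-0.42  0.49 -0.77] tilt 50.5 tiltaz -39.0
[-1, -0.045, -0.064, -0.118, 0, -1, -0.045, -0.064, -0.119, 0, -1, -0.045, -0.064, -0.118, 0, -1, -0.045, -0.064, -0.119, 0, -1, -0.045, -0.063, -0.118, 0, -1, -0.079, 0.12, -0.134, 0, -1, -0.079, 0.12, -0.133, 0, -1, -0.079, 0.12, -0.134, 0, -1, -0.08, 0.12, -0.133, 0, -1, -0.079, 0.12, -0.134, 0]
[-1, -0.08, 0.12, -0.133, 0, -1, -0.079, 0.121, -0.134, 0, -1, -0.039, 0.157, -0.144, 0, -1, -0.039, 0.157, -0.144, 0, -1, -0.04, 0.157, -0.144, 0, -1, -0.039, 0.157, -0.144, 0, -1, -0.04, 0.156, -0.144, 0, -1, -0.039, 0.157, -0.144, 0, -1, -0.04, 0.156, -0.144, 0, -1, -0.039, 0.157, -0.144, 0]
```

Call:
{"op": "jog_arm", "data": {
  "plan": [-1,-0.045,-0.064,-0.118,0,-1,-0.045,-0.064,-0.118,0,-1,-0.045,-0.064,-0.118,0,-1,-0.045,-0.064,-0.118,0,-1,-0.045,-0.064,-0.118,0,-1,-0.08,0.12,-0.134,0,-1,-0.08,0.12,-0.134,0,-1,-0.08,0.12,-0.134,0,-1,-0.08,0.12,-0.134,0,-1,-0.08,0.12,-0.134,0]
}}

```text
clock: 30.9
position: [442.1, 28.5, 338.7]
tcp_rot: [0.212, -0.326, 0.843, -0.372]
force: [0.6, -0.4, -2.9]
gripper_width: 11.2
```

Call:
{"op": "jog_arm", "data": {
  "plan": [-1,-0.08,0.12,-0.134,0,-1,-0.08,0.12,-0.134,0,-1,-0.08,0.12,-0.134,0,-1,-0.04,0.157,-0.144,0,-1,-0.04,0.157,-0.144,0,-1,-0.04,0.157,-0.144,0,-1,-0.04,0.157,-0.144,0,-1,-0.04,0.157,-0.144,0]
}}

```text
clock: 31.57
position: [315.5, 260.2, 326.3]
tcp_rot: [0.224, -0.315, 0.847, -0.366]
force: [1.5, 0.8, -2.3]
gripper_width: 11.1
```

```bash
python3 -c "
from h import *
st();gen([((270,290,290),4,0),((0,380,265),9,0),((-290,255,255),11,0)],grip=-1)"
```

```text
t 31.57 q [ 1.094  0.182 -0.401  1.212 -0.865  0.485] p [315.5 260.2 326.3] r 409.0 toolz [ 0.61  -0.478 -0.632] tooly [-0.369  0.535 -0.76 ] tilt 50.8 F [ 1.5  0.8 -2.3] w 11.1
q [ 1.22  0.28 -0.39  1.26 -0.83  0.67] p [270. 290. 290.] tz [ 0.61  -0.478 -0.632] ty [-0.37  0.53 -0.76] tilt 50.8 tiltaz -38.0
q [ 1.78  0.6  -0.02  1.71 -0.52  1.28] p [ -0. 380. 265.] tz [ 0.61  -0.478 -0.632] ty [-0.37  0.53 -0.76] tilt 50.8 tiltaz -38.0
q [ 2.32  0.75  0.22  1.92 -0.12  1.67] p [-290.  255.  255.] tz [ 0.61  -0.478 -0.632] ty [-0.37  0.53 -0.76] tilt 50.8 tiltaz -38.0
[-1, 0.027, 0.1, -0.031, 0, -1, 0.028, 0.1, -0.031, 0, -1, 0.027, 0.101, -0.032, 0, -1, 0.028, 0.1, -0.031, 0, -1, 0.097, 0.124, -0.142, 0, -1, 0.096, 0.124, -0.142, 0, -1, 0.097, 0.124, -0.142, 0, -1, 0.096, 0.123, -0.142, 0, -1, 0.097, 0.124, -0.142, 0, -1, 0.096, 0.123, -0.142, 0]
[-1, 0.097, 0.124, -0.142, 0, -1, 0.096, 0.123, -0.143, 0, -1, 0.097, 0.124, -0.142, 0, -1, 0.177, 0.029, -0.067, 0, -1, 0.177, 0.029, -0.067, 0, -1, 0.177, 0.029, -0.067, 0, -1, 0.177, 0.029, -0.067, 0, -1, 0.177, 0.029, -0.067, 0, -1, 0.177, 0.029, -0.067, 0, -1, 0.177, 0.029, -0.067, 0]
[-1, 0.177, 0.029, -0.067, 0, -1, 0.177, 0.029, -0.067, 0, -1, 0.177, 0.029, -0.068, 0, -1, 0.176, 0.029, -0.067, 0]
```

Call:
{"op": "jog_arm", "data": {
  "plan": [-1,0.028,0.1,-0.03,0,-1,0.028,0.1,-0.03,0,-1,0.028,0.1,-0.03,0,-1,0.05,0.11,-0.08,0,-1,0.097,0.124,-0.142,0,-1,0.097,0.124,-0.142,0,-1,0.097,0.124,-0.142,0,-1,0.097,0.124,-0.142,0,-1,0.097,0.124,-0.142,0,-1,0.097,0.124,-0.142,0]
}}

```text
clock: 32.4
position: [73.6, 369.7, 269.9]
tcp_rot: [0.232, -0.3, 0.855, -0.353]
force: [0.5, 0.3, -2.5]
gripper_width: 11.3
```

```bash
python3 -c "
from h import *
st();gen([((20,380,262),4,0),((-290,255,255),12,0)],grip=-1)"
```

```text
t 32.4 q [ 1.649  0.51  -0.129  1.603 -0.608  1.193] p [ 73.6 369.7 269.9] r 377.0 toolz [ 0.609 -0.464 -0.643] tooly [-0.349  0.571 -0.743] tilt 50.0 F [ 0.5  0.3 -2.5] w 11.3
q [ 1.75  0.57 -0.06  1.66 -0.55  1.28] p [ 20. 380. 262.] tz [ 0.609 -0.464 -0.643] ty [-0.35  0.57 -0.74] tilt 50.0 tiltaz -37.0
q [ 2.33  0.74  0.21  1.91 -0.12  1.71] p [-290.  255.  255.] tz [ 0.609 -0.464 -0.643] ty [-0.35  0.57 -0.74] tilt 50.0 tiltaz -37.0
[-1, 0.054, 0.051, -0.054, 0, -1, 0.054, 0.051, -0.053, 0, -1, 0.054, 0.05, -0.054, 0, -1, 0.054, 0.051, -0.053, 0, -1, 0.17, 0.023, -0.07, 0, -1, 0.17, 0.023, -0.07, 0, -1, 0.17, 0.023, -0.07, 0, -1, 0.171, 0.023, -0.07, 0, -1, 0.17, 0.023, -0.07, 0, -1, 0.171, 0.023, -0.07, 0]
[-1, 0.17, 0.024, -0.07, 0, -1, 0.171, 0.023, -0.07, 0, -1, 0.17, 0.024, -0.071, 0, -1, 0.171, 0.023, -0.07, 0, -1, 0.17, 0.024, -0.071, 0, -1, 0.171, 0.023, -0.07, 0]
```

Call:
{"op": "jog_arm", "data": {
  "plan": [-1,0.08,0.06,-0.065,0,-1,0.12,0.05,-0.065,0,-1,0.17,0.023,-0.07,0,-1,0.18,0.023,-0.07,0,-1,0.18,0.02,-0.07,0,-1,0.18,0.02,-0.07,0,-1,0.18,0.02,-0.07,0,-1,0.18,0.015,-0.07,0,-1,0.18,0.015,-0.07,0,-1,0.18,0.015,-0.07,0]
}}

```text
clock: 33.23
position: [-195.8, 285.4, 250.7]
tcp_rot: [0.236, -0.287, 0.865, -0.336]
force: [-0.2, 1.8, -2.7]
gripper_width: 11.7
```

```bash
python3 -c "
from h import *
st();gen([((-300,240,255),5,0)],grip=-1)"
```

```text
t 33.23 q [ 2.176  0.633  0.019  1.775 -0.244  1.641] p [-195.8  285.4  250.7] r 346.1 toolz [ 0.602 -0.446 -0.663] tooly [-0.339  0.609 -0.717] tilt 48.5 F [-0.2  1.8 -2.7] w 11.7
q [ 2.36  0.72  0.19  1.88 -0.11  1.77] p [-300.  240.  255.] tz [ 0.602 -0.446 -0.663] ty [-0.34  0.61 -0.72] tilt 48.5 tiltaz -37.0
[-1, 0.139, 0.006, -0.06, 0, -1, 0.139, 0.006, -0.06, 0, -1, 0.138, 0.006, -0.06, 0, -1, 0.139, 0.007, -0.061, 0, -1, 0.138, 0.006, -0.06, 0]
```

Call:
{"op": "jog_arm", "data": {
  "plan": [-1,0.14,0.006,-0.06,0,-1,0.14,0.006,-0.06,0,-1,0.14,0.006,-0.06,0,-1,0.14,0.006,-0.06,0,-1,0.12,0.006,-0.06,0]
}}

```text
clock: 33.65
position: [-308.5, 241.9, 251.3]
tcp_rot: [0.236, -0.284, 0.87, -0.327]
force: [-0.5, 0.1, -2.4]
gripper_width: 11.4
```

```bash
cat >> h.py <<'E'
def unt(n,az,e,step=36,every=5):
    a=np.radians(az);d=np.array([np.cos(a),np.sin(a),e]);d/=np.linalg.norm(d);genpush(d,n,grip=-1,step=step)
E
python3 -c "
from h import *
st();unt(10,146,1)"
```

```text
t 33.65 q [ 2.371  0.725  0.204  1.875 -0.103  1.785] p [-308.5  241.9  251.3] r 392.0 toolz [ 0.596 -0.436 -0.675] tooly [-0.34   0.625 -0.703] tilt 47.6 F [-0.5  0.1 -2.4] w 11.4
2 q [ 2.38  0.77  0.41  2.02 -0.09  1.79] p [-341.  264.  290.] tz [ 0.588 -0.428 -0.686] ty [-0.35  0.63 -0.69] tilt 46.7 tiltaz -36.0
4 q [ 2.38  0.75  0.45  2.02 -0.09  1.79] p [-352.  271.  302.] tz [ 0.56  -0.403 -0.724] ty [-0.38  0.65 -0.66] tilt 43.6 tiltaz -36.0
6 q [ 2.39  0.74  0.48  2.02 -0.09  1.79] p [-364.  278.  313.] tz [ 0.529 -0.376 -0.761] ty [-0.41  0.67 -0.62] tilt 40.5 tiltaz -35.0
8 q [ 2.39  0.72  0.53  2.02 -0.09  1.78] p [-376.  287.  324.] tz [ 0.497 -0.347 -0.795] ty [-0.44  0.69 -0.57] tilt 37.3 tiltaz -35.0
10 q [ 2.39  0.71  0.57  2.02 -0.08  1.78] p [-389.  296.  335.] tz [ 0.463 -0.317 -0.828] ty [-0.46  0.71 -0.53] tilt 34.2 tiltaz -34.0
[-1, 0.003, -0.012, -0.24, 0, -1, 0.003, -0.012, -0.24, 0, -1, 0.004, -0.009, -0.24, 0, -1, 0.005, -0.002, -0.24, 0, -1, 0.007, 0.004, -0.24, 0, -1, 0.008, 0.01, -0.24, 0, -1, 0.01, 0.017, -0.239, 0, -1, 0.011, 0.023, -0.239, 0, -1, 0.013, 0.029, -0.238, 0, -1, 0.014, 0.036, -0.237, 0]
```

Call:
{"op": "jog_arm", "data": {
  "plan": [-1,0,-0.01,-0.16,0,-1,0,-0.01,-0.22,0,-1,0.004,-0.01,-0.24,0,-1,0.005,0,-0.24,0,-1,0.007,0.004,-0.24,0,-1,0.008,0.01,-0.24,0,-1,0.01,0.017,-0.24,0,-1,0.01,0.023,-0.24,0,-1,0.013,0.03,-0.24,0,-1,0.014,0.036,-0.24,0]
}}

```text
clock: 34.48
position: [-397.0, 298.9, 330.2]
tcp_rot: [0.18, -0.296, 0.91, -0.229]
force: [0.1, -0.2, -3.1]
gripper_width: 11.1
```

```bash
python3 -c "
from h import *
st();unt(20,146,1)"
```

```text
t 34.48 q [ 2.401  0.731  0.594  2.021 -0.083  1.797] p [-397.   298.9  330.2] r 496.9 toolz [ 0.463 -0.311 -0.83 ] tooly [-0.455  0.72  -0.524] tilt 33.9 F [ 0.1 -0.2 -3.1] w 11.1
2 q [ 2.4   0.72  0.64  2.02 -0.08  1.79] p [-410.  308.  342.] tz [ 0.426 -0.28  -0.86 ] ty [-0.48  0.74 -0.48] tilt 30.7 tiltaz -33.0
4 q [ 2.41  0.72  0.69  2.02 -0.08  1.79] p [-424.  318.  355.] tz [ 0.389 -0.247 -0.888] ty [-0.5   0.75 -0.43] tilt 27.4 tiltaz -32.0
6 q [ 2.41  0.71  0.75  2.02 -0.08  1.79] p [-438.  328.  367.] tz [ 0.349 -0.213 -0.912] ty [-0.52  0.76 -0.38] tilt 24.2 tiltaz -31.0
8 q [ 2.41  0.71  0.8   2.02 -0.07  1.79] p [-453.  338.  380.] tz [ 0.309 -0.179 -0.934] ty [-0.54  0.77 -0.33] tilt 20.9 tiltaz -30.0
10 q [ 2.41  0.71  0.86  2.02 -0.07  1.79] p [-467.  348.  393.] tz [ 0.267 -0.143 -0.953] ty [-0.56  0.78 -0.27] tilt 17.6 tiltaz -28.0
12 q [ 2.42  0.72  0.93  2.02 -0.07  1.78] p [-482.  358.  407.] tz [ 0.224 -0.107 -0.969] ty [-0.57  0.79 -0.22] tilt 14.4 tiltaz -26.0
14 q [ 2.42  0.72  0.99  2.02 -0.07  1.78] p [-496.  369.  421.] tz [ 0.181 -0.071 -0.981] ty [-0.58 
[... 310 characters left out ...]
 [ 2.42  0.75  1.19  2.02 -0.06  1.78] p [-538.  398.  463.] tz [ 0.047  0.039 -0.998] ty [-0.6  0.8  0. ] tilt 3.5 tiltaz 40.0
[-1, 0.016, 0.043, -0.236, 0, -1, 0.017, 0.05, -0.234, 0, -1, 0.019, 0.056, -0.233, 0, -1, 0.02, 0.063, -0.231, 0, -1, 0.022, 0.069, -0.229, 0, -1, 0.024, 0.075, -0.227, 0, -1, 0.025, 0.082, -0.224, 0, -1, 0.027, 0.088, -0.222, 0, -1, 0.028, 0.094, -0.219, 0, -1, 0.03, 0.1, -0.216, 0]
[-1, 0.031, 0.106, -0.213, 0, -1, 0.033, 0.112, -0.21, 0, -1, 0.034, 0.118, -0.206, 0, -1, 0.036, 0.124, -0.202, 0, -1, 0.037, 0.13, -0.199, 0, -1, 0.038, 0.135, -0.195, 0, -1, 0.04, 0.141, -0.19, 0, -1, 0.041, 0.146, -0.186, 0, -1, 0.042, 0.151, -0.182, 0, -1, 0.044, 0.156, -0.177, 0]
```

Call:
{"op": "jog_arm", "data": {
  "plan": [-1,0.02,0.043,-0.236,0,-1,0.02,0.05,-0.234,0,-1,0.024,0.056,-0.233,0,-1,0.025,0.063,-0.23,0,-1,0.027,0.07,-0.23,0,-1,0.03,0.075,-0.227,0,-1,0.03,0.082,-0.224,0,-1,0.032,0.088,-0.222,0,-1,0.034,0.094,-0.22,0,-1,0.036,0.1,-0.216,0]
}}

```text
clock: 35.32
position: [-472.3, 344.0, 394.5]
tcp_rot: [0.103, -0.309, 0.939, -0.109]
force: [0.1, -0.2, -3.2]
gripper_width: 11.3
```

```bash
python3 -c "
from h import *
st();unt(10,150,1)"
```

```text
t 35.32 q [ 2.422  0.715  0.871  2.021 -0.066  1.796] p [-472.3  344.   394.5] r 584.3 toolz [ 0.261 -0.141 -0.955] tooly [-0.558  0.785 -0.269] tilt 17.3 F [ 0.1 -0.2 -3.2] w 11.3
2 q [ 2.43  0.72  0.93  2.02 -0.06  1.8 ] p [-489.  351.  408.] tz [ 0.218 -0.106 -0.97 ] ty [-0.57  0.79 -0.21] tilt 14.0 tiltaz -26.0
4 q [ 2.43  0.72  0.99  2.02 -0.06  1.8 ] p [-505.  359.  422.] tz [ 0.173 -0.07  -0.982] ty [-0.58  0.8  -0.16] tilt 10.8 tiltaz -22.0
6 q [ 2.44  0.73  1.06  2.02 -0.06  1.8 ] p [-521.  367.  436.] tz [ 0.128 -0.034 -0.991] ty [-0.59  0.8  -0.1 ] tilt 7.6 tiltaz -15.0
8 q [ 2.45  0.74  1.13  2.02 -0.05  1.81] p [-537.  374.  450.] tz [ 0.083  0.001 -0.997] ty [-0.6   0.8  -0.05] tilt 4.7 tiltaz 1.0
10 q [ 2.45  0.75  1.2   2.02 -0.05  1.81] p [-552.  381.  464.] tz [ 0.037  0.036 -0.999] ty [-0.6   0.8   0.01] tilt 3.0 tiltaz 45.0
[-1, 0.043, 0.103, -0.212, 0, -1, 0.045, 0.109, -0.209, 0, -1, 0.046, 0.115, -0.206, 0, -1, 0.048, 0.121, -0.202, 0, -1, 0.049, 0.126, -0.198, 0, -1, 0.051, 0.132, -0.194, 0, -1, 0.052, 0.137, -0.19, 0, -1, 0.054, 0.142, -0.186, 0, -1, 0.055, 0.147, -0.181, 0, -1, 0.057, 0.152, -0.177, 0]
```

Call:
{"op": "jog_arm", "data": {
  "plan": [-1,0.043,0.103,-0.212,0,-1,0.045,0.11,-0.21,0,-1,0.046,0.115,-0.206,0,-1,0.048,0.12,-0.2,0,-1,0.05,0.126,-0.2,0,-1,0.05,0.132,-0.194,0,-1,0.052,0.137,-0.19,0,-1,0.05,0.14,-0.186,0]
}}

```text
clock: 35.98
position: [-535.1, 372.9, 451.0]
tcp_rot: [0.04, -0.315, 0.948, -0.013]
force: [0.0, -0.1, -3.5]
gripper_width: 11.1
```

```bash
cat >> h.py <<'E'
def lvl():
    s,R=st();print('x_z',R[2,0].round(3),'want -.089; y_z',R[2,1].round(3),'want -.04; yaz',np.degrees(np.arctan2(R[1,1],R[0,1])).round(1));return s,R
E
python3 -c "
from h import *
lvl()
gen([((-330,480,420),7,0),((0,600,380),10,0)],grip=-1)"
```

```text
t 35.98 q [ 2.446  0.737  1.124  2.022 -0.054  1.806] p [-535.1  372.9  451. ] r 652.2 toolz [ 0.083  0.    -0.997] tooly [-0.597  0.801 -0.05 ] tilt 4.8 F [ 0.  -0.1 -3.5] w 11.1
x_z -0.067 want -.089; y_z -0.05 want -.04; yaz 126.7
q [ 2.09  0.44  0.51  1.68 -0.07  1.45] p [-330.  480.  420.] tz [ 0.083  0.    -0.997] ty [-0.6   0.8  -0.05] tilt 4.8 tiltaz 0.0
q [ 1.49  0.42  0.37  1.52 -0.08  0.85] p [  0. 600. 380.] tz [ 0.083  0.    -0.997] ty [-0.6   0.8  -0.05] tilt 4.8 tiltaz 0.0
[-1, -0.215, -0.033, 0.046, 0, -1, -0.218, -0.034, 0.047, 0, -1, -0.218, -0.034, 0.047, 0, -1, -0.218, -0.034, 0.047, 0, -1, -0.218, -0.034, 0.047, 0, -1, -0.218, -0.034, 0.047, 0, -1, -0.218, -0.034, 0.047, 0, -1, -0.222, -0.066, 0.045, 0, -1, -0.222, -0.066, 0.045, 0, -1, -0.222, -0.066, 0.045, 0]
[-1, -0.222, -0.066, 0.045, 0, -1, -0.222, -0.066, 0.045, 0, -1, -0.222, -0.066, 0.045, 0, -1, -0.221, -0.066, 0.045, 0, -1, -0.222, -0.065, 0.045, 0, -1, -0.221, -0.066, 0.045, 0, -1, -0.222, -0.065, 0.044, 0]
```

Call:
{"op": "jog_arm", "data": {
  "plan": [-1,-0.12,-0.02,0.03,0,-1,-0.2,-0.034,0.047,0,-1,-0.218,-0.034,0.047,0,-1,-0.218,-0.034,0.047,0,-1,-0.218,-0.034,0.047,0,-1,-0.218,-0.034,0.047,0,-1,-0.218,-0.034,0.047,0,-1,-0.222,-0.066,0.045,0,-1,-0.222,-0.066,0.045,0,-1,-0.222,-0.066,0.045,0]
}}

```text
clock: 36.82
position: [-240.1, 510.5, 408.9]
tcp_rot: [0.035, -0.321, 0.946, -0.008]
force: [-1.1, 0.8, -2.7]
gripper_width: 11.3
```

```bash
python3 -c "
from h import *
lvl()
gen([((50,600,380),9,0),((499,235,300),18,-32)],grip=-1)"
```

```text
t 36.82 q [ 1.919  0.369  0.373  1.592 -0.071  1.266] p [-240.1  510.5  408.9] r 564.2 toolz [ 0.072  0.008 -0.997] tooly [-0.607  0.794 -0.038] tilt 4.2 F [-1.1  0.8 -2.7] w 11.3
x_z -0.062 want -.089; y_z -0.038 want -.04; yaz 127.4
q [ 1.4   0.41  0.36  1.5  -0.07  0.75] p [ 50. 600. 380.] tz [ 0.072  0.008 -0.997] ty [-0.61  0.79 -0.04] tilt 4.2 tiltaz 6.0
q [ 0.32  0.26 -0.06  1.18 -0.01 -0.9 ] p [499. 235. 300.] tz [ 0.072  0.008 -0.997] ty [-0.93  0.35 -0.06] tilt 4.2 tiltaz 6.0
[-1, -0.209, -0.077, 0.038, 0, -1, -0.209, -0.077, 0.038, 0, -1, -0.209, -0.077, 0.038, 0, -1, -0.209, -0.077, 0.037, 0, -1, -0.209, -0.077, 0.038, 0, -1, -0.209, -0.077, 0.037, 0, -1, -0.21, -0.077, 0.038, 0, -1, -0.209, -0.077, 0.037, 0, -1, -0.21, -0.077, 0.038, 0, -1, -0.048, -0.207, 0.04, -0.0099]
[-1, -0.041, -0.209, 0.041, -0.0099, -1, -0.035, -0.21, 0.04, -0.0099, -1, -0.028, -0.211, 0.041, -0.0099, -1, -0.022, -0.211, 0.04, -0.0099, -1, -0.015, -0.212, 0.041, -0.0099, -1, -0.008, -0.212, 0.04, -0.0099, -1, -0.002, -0.212, 0.041, -0.0099, -1, 0.005, -0.212, 0.04, -0.0099, -1, 0.012, -0.212, 0.041, -0.0099, -1, 0.018, -0.212, 0.04, -0.0099]
[-1, 0.025, -0.211, 0.041, -0.0099, -1, 0.031, -0.21, 0.04, -0.0099, -1, 0.038, -0.209, 0.041, -0.0099, -1, 0.044, -0.208, 0.04, -0.0099, -1, 0.051, -0.207, 0.041, -0.0099, -1, 0.057, -0.205, 0.04, -0.0099, -1, 0.063, -0.203, 0.041, -0.0099]
```

```bash
python3 -c "
from h import *
gen([((50,600,380),9,0),((497,238,300),18,0)],grip=-1)"|tail -3
```

```text
[-1, -0.209, -0.077, 0.038, 0, -1, -0.209, -0.077, 0.038, 0, -1, -0.209, -0.077, 0.038, 0, -1, -0.209, -0.077, 0.037, 0, -1, -0.209, -0.077, 0.038, 0, -1, -0.209, -0.077, 0.037, 0, -1, -0.21, -0.077, 0.038, 0, -1, -0.209, -0.077, 0.037, 0, -1, -0.21, -0.077, 0.038, 0, -1, -0.048, -0.206, 0.04, 0]
[-1, -0.048, -0.206, 0.04, 0, -1, -0.048, -0.206, 0.04, 0, -1, -0.048, -0.206, 0.041, 0, -1, -0.048, -0.206, 0.04, 0, -1, -0.048, -0.206, 0.041, 0, -1, -0.048, -0.206, 0.04, 0, -1, -0.048, -0.206, 0.041, 0, -1, -0.047, -0.206, 0.04, 0, -1, -0.048, -0.206, 0.041, 0, -1, -0.047, -0.206, 0.04, 0]
[-1, -0.048, -0.205, 0.041, 0, -1, -0.047, -0.206, 0.04, 0, -1, -0.048, -0.205, 0.041, 0, -1, -0.047, -0.206, 0.04, 0, -1, -0.048, -0.205, 0.041, 0, -1, -0.047, -0.206, 0.04, 0, -1, -0.048, -0.205, 0.041, 0]
```

Call:
{"op": "jog_arm", "data": {
  "plan": [-1,-0.2,-0.07,0.035,0,-1,-0.21,-0.077,0.038,0,-1,-0.21,-0.077,0.038,0,-1,-0.21,-0.077,0.038,0,-1,-0.21,-0.077,0.038,0,-1,-0.21,-0.077,0.038,0,-1,-0.21,-0.077,0.038,0,-1,-0.21,-0.08,0.038,0,-1,-0.15,-0.15,0.038,0,-1,-0.05,-0.206,0.04,0]
}}

```text
clock: 37.65
position: [92.5, 568.7, 376.8]
tcp_rot: [0.036, -0.32, 0.947, -0.006]
force: [1.6, -0.8, -3.9]
gripper_width: 11.2
```

Call:
{"op": "jog_arm", "data": {
  "plan": [-1,-0.048,-0.206,0.04,0,-1,-0.048,-0.206,0.04,0,-1,-0.048,-0.206,0.04,0,-1,-0.048,-0.206,0.04,0,-1,-0.048,-0.206,0.04,0,-1,-0.048,-0.206,0.04,0,-1,-0.048,-0.206,0.04,0,-1,-0.048,-0.206,0.04,0,-1,-0.048,-0.206,0.04,0,-1,-0.048,-0.206,0.04,0]
}}

```text
clock: 38.48
position: [350.9, 355.1, 334.1]
tcp_rot: [0.037, -0.32, 0.947, -0.006]
force: [0.7, 0.3, -3.4]
gripper_width: 10.9
```

```bash
python3 -c "
from h import *
lvl()
gen([((497,238,270),10,0)],grip=-1)"
```

```text
t 38.48 q [ 0.667  0.158 -0.104  1.244 -0.036  0.014] p [350.9 355.1 334.1] r 499.2 toolz [ 0.073  0.012 -0.997] tooly [-0.606  0.795 -0.035] tilt 4.2 F [ 0.7  0.3 -3.4] w 10.9
x_z -0.065 want -.089; y_z -0.035 want -.04; yaz 127.3
q [ 0.32  0.27 -0.13  1.1  -0.01 -0.33] p [497. 238. 270.] tz [ 0.073  0.012 -0.997] ty [-0.61  0.79 -0.03] tilt 4.2 tiltaz 9.0
[-1, -0.027, -0.12, 0.049, 0, -1, -0.027, -0.12, 0.049, 0, -1, -0.027, -0.12, 0.049, 0, -1, -0.027, -0.12, 0.049, 0, -1, -0.027, -0.12, 0.049, 0, -1, -0.027, -0.119, 0.049, 0, -1, -0.027, -0.12, 0.049, 0, -1, -0.027, -0.119, 0.049, 0, -1, -0.027, -0.12, 0.049, 0, -1, -0.027, -0.119, 0.048, 0]
```

Call:
{"op": "jog_arm", "data": {
  "plan": [-1,-0.03,-0.12,0.05,0,-1,-0.03,-0.12,0.05,0,-1,-0.03,-0.12,0.05,0,-1,-0.03,-0.12,0.05,0,-1,-0.03,-0.12,0.05,0,-1,-0.03,-0.12,0.05,0,-1,-0.03,-0.12,0.05,0,-1,-0.03,-0.12,0.05,0,-1,-0.03,-0.12,0.05,0,-1,-0.02,-0.08,0.04,0]
}}

```text
clock: 39.32
position: [504.1, 233.0, 272.4]
tcp_rot: [0.038, -0.318, 0.947, -0.006]
force: [-0.6, -0.1, -3.2]
gripper_width: 11.2
```

```bash
python3 -c "
from h import *
lvl()
gen([((503,238,180),6,0),((503,238,145),4,0)],grip=-1)"
```

```text
t 39.32 q [ 0.308  0.276 -0.113  1.105 -0.011 -0.34 ] p [504.1 233.  272.4] r 555.4 toolz [ 0.076  0.012 -0.997] tooly [-0.601  0.798 -0.036] tilt 4.4 F [-0.6 -0.1 -3.2] w 11.2
x_z -0.068 want -.089; y_z -0.036 want -.04; yaz 127.0
q [ 0.32  0.34 -0.27  0.88 -0.01 -0.33] p [503. 238. 180.] tz [ 0.076  0.012 -0.997] ty [-0.6   0.8  -0.04] tilt 4.4 tiltaz 9.0
q [ 0.32  0.37 -0.33  0.79 -0.01 -0.33] p [503. 238. 145.] tz [ 0.076  0.012 -0.997] ty [-0.6   0.8  -0.04] tilt 4.4 tiltaz 9.0
[-1, 0.005, 0.009, 0.103, 0, -1, 0.005, 0.009, 0.102, 0, -1, 0.005, 0.009, 0.103, 0, -1, 0.005, 0.008, 0.102, 0, -1, 0.004, 0.009, 0.103, 0, -1, 0.005, 0.008, 0.102, 0, -1, 0.004, 0.002, 0.058, 0, -1, 0.004, 0.002, 0.058, 0, -1, 0.004, 0.002, 0.058, 0, -1, 0.004, 0.003, 0.059, 0]
```

Call:
{"op": "jog_arm", "data": {
  "plan": [-1,0.005,0.01,0.1,0,-1,0.005,0.01,0.1,0,-1,0.005,0.01,0.1,0,-1,0.005,0.01,0.1,0,-1,0.005,0.01,0.1,0,-1,0.005,0.008,0.09,0,-1,0.004,0.002,0.06,0,-1,0.004,0.002,0.05,0,-1,0,0,0,0]
}}

```text
clock: 40.07
position: [504.2, 236.4, 164.0]
tcp_rot: [0.039, -0.316, 0.948, -0.006]
force: [-0.4, 0.5, -3.3]
gripper_width: 11.3
```

```bash
python3 -c "
from h import *
lvl()
cv2.imwrite('pics/s11.png',viewer.snapshot('side'))
crop('pics/s11.png','pics/s11c.png',110,150,220,220,3)"
```

```text
t 40.07 q [ 0.314  0.355 -0.299  0.84  -0.012 -0.33 ] p [504.2 236.4 164. ] r 556.8 toolz [ 0.077  0.013 -0.997] tooly [-0.598  0.801 -0.036] tilt 4.5 F [-0.4  0.5 -3.3] w 11.3
x_z -0.069 want -.089; y_z -0.036 want -.04; yaz 126.8
```

View pics/s11c.png

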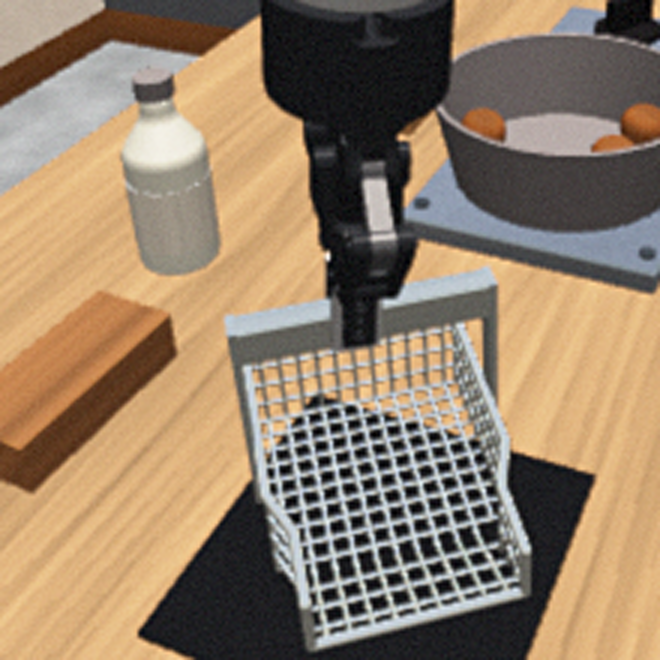

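```bash
cat >> h.py <<'E'
def overlay(src,dst,cam,origin,yawdeg,pitch=0,box=None,s=3):
    im=cv2.imread(src);im=cv2.resize(im,None,fx=s,fy=s,interpolation=cv2.INTER_CUBIC)
    R=(Rn.from_euler('z',yawdeg,degrees=True)*Rn.from_euler('y',pitch,degrees=True)).as_matrix();m=viewer.camera_model(cam)
    def pt(b):
        # rotate about handle
        h=np.array([0,0,116.]);w=np.array(origin)+h+R@(np.array(b,float)-h);u=proj(cam,w,m);return tuple(int(v) for v in (u+.5)*s)
    L=[[(60,-58,0),(60,58,0),(60,58,55),(60,-58,55),(60,-58,0)],[(-7,-62,126),(-7,62,126),(7,62,126),(7,-62,126),(-7,-62,126)],[(-95,-45,28),(-95,45,28),(-95,45,55),(-95,-45,55),(-95,-45,28)],[(60,-58,0),(-45,-58,0)],[(60,58,0),(-45,58,0)]]
    for l in L:
        for a,b in zip(l,l[1:]): cv2.line(im,pt(a),pt(b),(0,0,255),1)
    x,y,w,h=box;cv2.imwrite(dst,im[y*s:(y+h)*s,x*s:(x+w)*s])
E
python3 -c "
from h import *
overlay('pics/s11.png','pics/o1.png','side',(500,233,164-8-116),126.8-180,0,(110,200,220,180))
overlay('pics/s11.png','pics/o2.png','side',(500,233,164-8-116),126.8-180,-10,(110,200,220,180))"
```

```text
(no output)
```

View pics/o1.png

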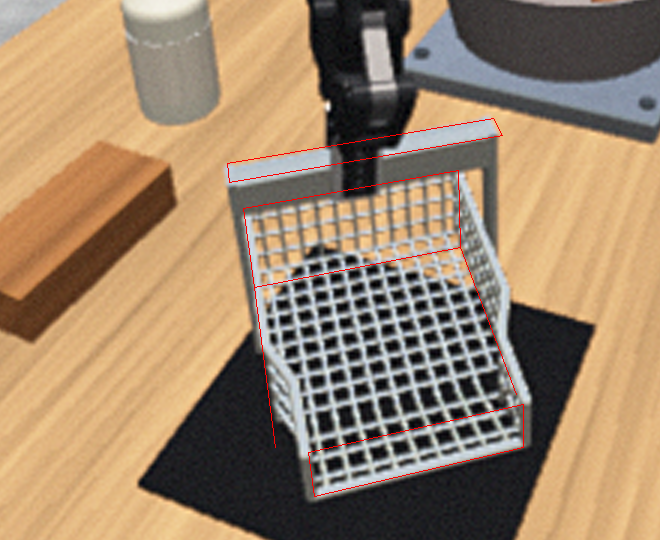

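View pics/o2.png

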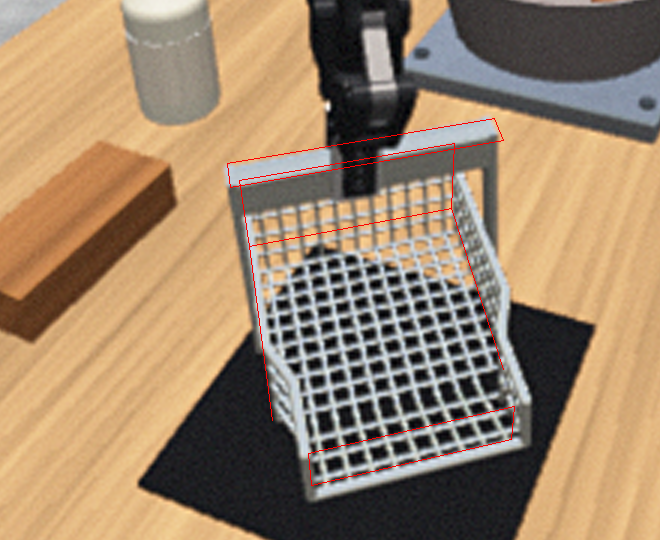

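Call:
{"op": "jog_arm", "data": {
  "plan": [-1,0.004,0.01,0.08,0,-1,0.004,0.005,0.08,0,-1,0.002,0,0.06,0,-1,0,0,0.03,0,-1,0,0,0,0]
}}

```text
clock: 40.53
position: [510.8, 238.2, 133.6]
tcp_rot: [0.045, -0.315, 0.948, -0.008]
force: [-0.9, 1.1, -0.3]
gripper_width: 11.4
```

```bash
python3 -c "
from h import *
lvl()"
```

```text
t 40.53 q [ 0.315  0.388 -0.339  0.753 -0.015 -0.328] p [510.8 238.2 133.6] r 563.6 toolz [ 0.091  0.014 -0.996] tooly [-0.597  0.801 -0.044] tilt 5.3 F [-0.9  1.1 -0.3] w 11.4
x_z -0.081 want -.089; y_z -0.044 want -.04; yaz 126.7
```

Call:
{"op": "jog_arm", "data": {
  "plan": [-1,0.01,0.01,-0.04,0,-1,0.025,0.02,-0.01,0,-1,0.02,0.015,0,0,-1,0,0,0,0]
}}

```text
clock: 40.87
position: [499.9, 238.8, 142.8]
tcp_rot: [0.047, -0.315, 0.948, -0.008]
force: [-0.4, 0.9, -3.1]
gripper_width: 10.8
```

```bash
python3 -c "
from h import *
lvl()"
```

```text
t 40.87 q [ 0.323  0.36  -0.355  0.761 -0.016 -0.32 ] p [499.9 238.8 142.8] r 554.0 toolz [ 0.094  0.015 -0.995] tooly [-0.596  0.801 -0.045] tilt 5.5 F [-0.4  0.9 -3.1] w 10.8
x_z -0.084 want -.089; y_z -0.045 want -.04; yaz 126.7
```

Call:
{"op": "jog_arm", "data": {
  "plan": [-1,-0.008,-0.006,0.04,0,-1,0,0,0.04,0,-1,0,0,0.025,0,-1,0,0,0.01,0,-1,0,0,0,0]
}}

```text
clock: 41.28
position: [508.1, 237.4, 131.2]
tcp_rot: [0.053, -0.314, 0.948, -0.011]
force: [-4.1, 2.1, 5.5]
gripper_width: 11.2
```

```bash
python3 -c "
from h import *
lvl()
cv2.imwrite('pics/s12.png',viewer.snapshot('side'))
crop('pics/s12.png','pics/s12c.png',130,200,200,184,4)"
```

```text
t 41.28 q [ 0.319  0.377 -0.366  0.723 -0.022 -0.322] p [508.1 237.4 131.2] r 560.8 toolz [ 0.107  0.012 -0.994] tooly [-0.595  0.802 -0.055] tilt 6.2 F [-4.1  2.1  5.5] w 11.2
x_z -0.093 want -.089; y_z -0.055 want -.04; yaz 126.5
```

View pics/s12c.png

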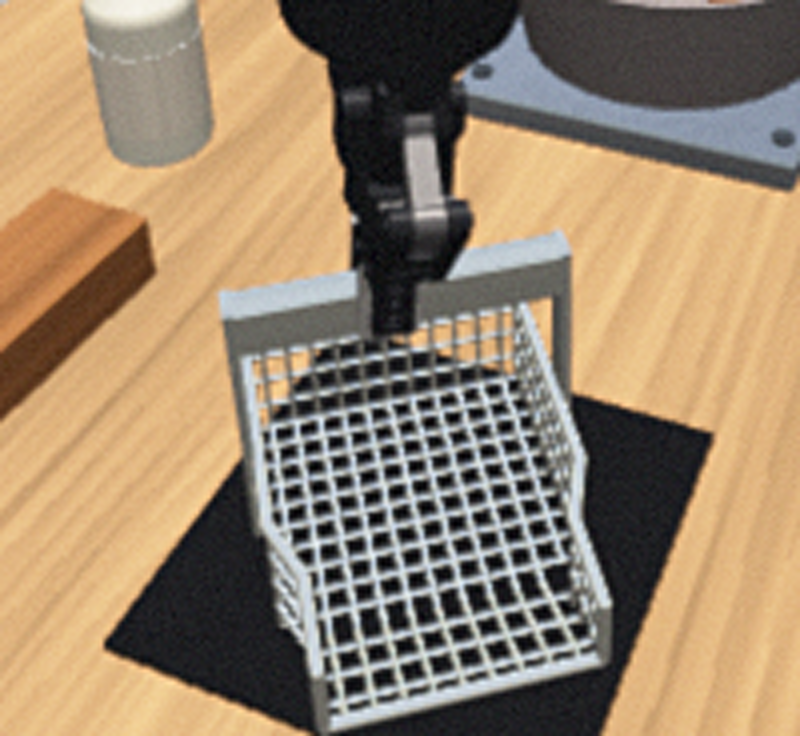

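Call:
{"op": "jog_arm", "data": {
  "plan": [-1,0,0,0.012,0,0,0,0,0,0,0,0,0,0,0,1,0,0,0,0,1,0,0,0,0,1,0,0,0,0]
}}

```text
clock: 41.83
position: [510.7, 237.4, 130.1]
tcp_rot: [0.055, -0.314, 0.948, -0.012]
force: [0.7, -0.5, 0.9]
gripper_width: 71.2
```

```bash
python3 -c "
from h import *
lvl()
wdir((0,0,1),25)"
```

```text
t 41.83 q [ 0.318  0.38  -0.366  0.716 -0.023 -0.323] p [510.7 237.4 130.1] r 563.1 toolz [ 0.111  0.012 -0.994] tooly [-0.594  0.803 -0.057] tilt 6.4 F [ 0.7 -0.5  0.9] w 71.2
x_z -0.096 want -.089; y_z -0.057 want -.04; yaz 126.5
t 41.83 q [ 0.318  0.38  -0.366  0.716 -0.023 -0.323] p [510.7 237.4 130.1] r 563.1 toolz [ 0.111  0.012 -0.994] tooly [-0.594  0.803 -0.057] tilt 6.4 F [ 0.7 -0.5  0.9] w 71.2
row [-0.016 -0.009 -0.166]
```

Call:
{"op": "jog_arm", "data": {
  "plan": [1,0,0,-0.1,0,1,0,0,-0.2,0,1,0,0,-0.24,0,1,0,0,-0.24,0,1,0,0,-0.2,0,1,0,0,-0.1,0]
}}

```text
clock: 42.33
position: [488.8, 234.4, 290.8]
tcp_rot: [0.048, -0.314, 0.948, -0.012]
force: [1.0, 0.9, 0.1]
gripper_width: 85.7
```

```bash
python3 -c "
from h import *
lvl()
cv2.imwrite('pics/sc13.png',viewer.snapshot('scene'));cv2.imwrite('pics/s13.png',viewer.snapshot('side'))
crop('pics/sc13.png','pics/sc13c.png',105,120,300,130,2.6)
gen([((540,0,280),9,-24),((512,-290,280),10,0)])"
```

```text
t 42.33 q [ 0.326  0.228 -0.131  1.116 -0.024 -0.315] p [488.8 234.4 290.8] r 542.1 toolz [ 0.098  0.008 -0.995] tooly [-0.595  0.802 -0.052] tilt 5.7 F [1.  0.9 0.1] w 85.7
x_z -0.084 want -.089; y_z -0.052 want -.04; yaz 126.5
q [-0.15  0.22 -0.17  1.08  0.02 -1.21] p [540.  -0. 280.] tz [ 0.1    0.008 -0.995] ty [-0.87  0.49 -0.08] tilt 5.8 tiltaz 5.0
q [-0.68  0.33 -0.01  1.15  0.07 -1.73] p [ 512. -290.  280.] tz [ 0.1    0.008 -0.995] ty [-0.87  0.49 -0.08] tilt 5.8 tiltaz 5.0
[1, 0.075, -0.161, 0.01, -0.0148, 1, 0.082, -0.158, 0.01, -0.0148, 1, 0.089, -0.154, 0.01, -0.0148, 1, 0.096, -0.149, 0.01, -0.0148, 1, 0.103, -0.145, 0.01, -0.0148, 1, 0.11, -0.14, 0.01, -0.0148, 1, 0.116, -0.135, 0.01, -0.0148, 1, 0.123, -0.129, 0.01, -0.0148, 1, 0.128, -0.123, 0.011, -0.0148, 1, 0.178, -0.079, -0.004, 0]
[1, 0.178, -0.079, -0.003, 0, 1, 0.177, -0.079, -0.004, 0, 1, 0.178, -0.078, -0.003, 0, 1, 0.177, -0.079, -0.004, 0, 1, 0.178, -0.078, -0.003, 0, 1, 0.177, -0.079, -0.004, 0, 1, 0.178, -0.078, -0.003, 0, 1, 0.177, -0.079, -0.004, 0, 1, 0.178, -0.078, -0.003, 0]
```

View pics/sc13c.png

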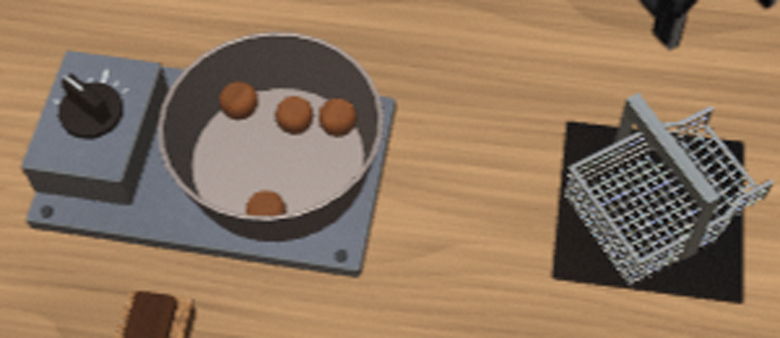

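View pics/s13.png

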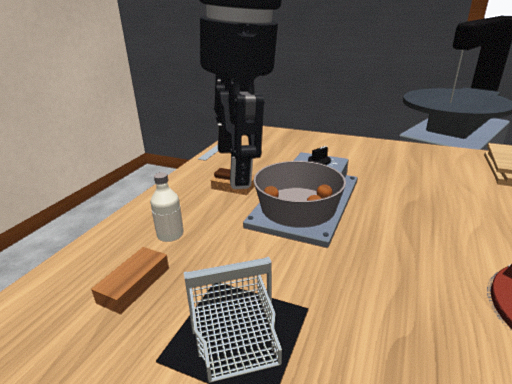

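```bash
python3 -c "
from h import *
crop('pics/sc13.png','pics/c13.png',310,150,100,95,7)
overlay('pics/sc13.png','pics/o13.png','scene',(504,234,5),126.5-180,0,(310,150,100,95),s=7)"
```

```text
(no output)
```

View pics/o13.png

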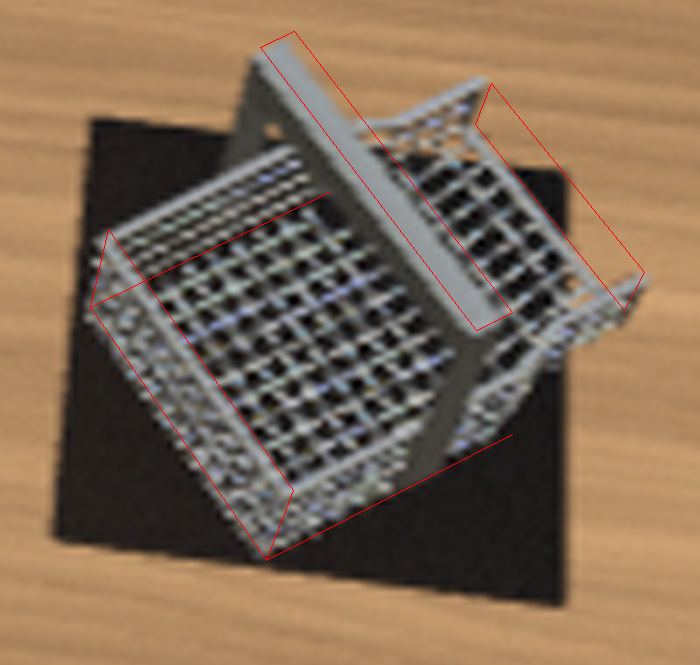

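Call:
{"op": "jog_arm", "data": {
  "plan": [1,0.075,-0.16,0.01,-0.015,1,0.082,-0.158,0.01,-0.015,1,0.089,-0.154,0.01,-0.015,1,0.096,-0.149,0.01,-0.015,1,0.103,-0.145,0.01,-0.015,1,0.11,-0.14,0.01,-0.015,1,0.116,-0.135,0.01,-0.015,1,0.123,-0.129,0.01,-0.015,1,0.128,-0.123,0.01,-0.015,1,0.178,-0.079,0,-0.005]
}}

```text
clock: 43.27
position: [539.7, -34.4, 267.2]
tcp_rot: [0.041, -0.527, 0.849, -0.018]
force: [0.2, 0.5, -0.6]
gripper_width: 85.4
```

```bash
python3 -c "
from h import *
lvl()
gen([((500,-305,270),11,0)])"
```

```text
t 43.27 q [-0.217  0.241 -0.175  1.071  0.031 -1.326] p [539.7 -34.4 267.2] r 540.8 toolz [ 0.089  0.012 -0.996] tooly [-0.893  0.445 -0.074] tilt 5.1 F [ 0.2  0.5 -0.6] w 85.4
x_z -0.05 want -.089; y_z -0.074 want -.04; yaz 153.5
q [-0.71  0.34 -0.03  1.14  0.07 -1.82] p [ 500. -305.  270.] tz [ 0.089  0.012 -0.996] ty [-0.89  0.44 -0.07] tilt 5.1 tiltaz 8.0
[1, 0.158, -0.052, -0.006, 0, 1, 0.158, -0.051, -0.006, 0, 1, 0.157, -0.052, -0.006, 0, 1, 0.158, -0.051, -0.006, 0, 1, 0.157, -0.052, -0.006, 0, 1, 0.158, -0.051, -0.006, 0, 1, 0.157, -0.052, -0.005, 0, 1, 0.158, -0.051, -0.006, 0, 1, 0.157, -0.052, -0.005, 0, 1, 0.158, -0.051, -0.006, 0]
[1, 0.157, -0.052, -0.005, 0]
```

Call:
{"op": "jog_arm", "data": {
  "plan": [1,0.158,-0.052,-0.006,0.007,1,0.16,-0.052,-0.006,0.007,1,0.16,-0.052,-0.006,0.007,1,0.16,-0.052,-0.006,0,1,0.16,-0.052,-0.006,0,1,0.16,-0.052,-0.006,0,1,0.16,-0.052,-0.006,0,1,0.16,-0.052,-0.006,0,1,0.16,-0.052,-0.006,0,1,0.14,-0.05,0,0]
}}

```text
clock: 44.1
position: [483.2, -290.4, 251.9]
tcp_rot: [0.037, -0.497, 0.867, -0.009]
force: [0.9, -0.3, 0.2]
gripper_width: 85.2
```

```bash
python3 -c "
from h import *
lvl()
cv2.imwrite('pics/w14.png',viewer.snapshot('wrist'));print(proj('wrist',(512,-311,108)),proj('wrist',(512-15,-311-26,108)))"
```

```text
t 44.1 q [-0.705  0.324 -0.099  1.106  0.063 -1.745] p [ 483.2 -290.4  251.9] r 563.7 toolz [ 0.072  0.021 -0.997] tooly [-0.861  0.506 -0.052] tilt 4.3 F [ 0.9 -0.3  0.2] w 85.2
x_z -0.055 want -.089; y_z -0.052 want -.04; yaz 149.6
[221.64711702 179.20061195] [220.27350849 146.61846813]
```

View pics/w14.png

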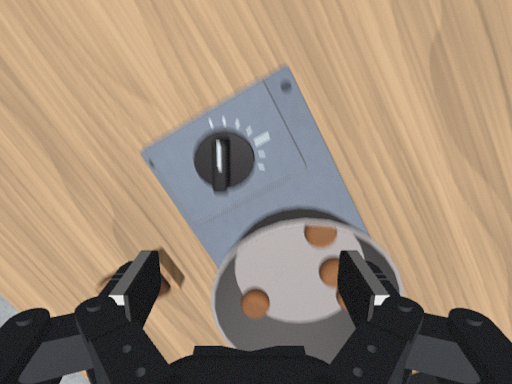

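```bash
python3 -c "
from h import *
print(proj('wrist',(512,-311,78)))
crop('pics/w14.png','pics/w14c.png',130,60,180,170,4.4)
for n,c,z in [('disc',(224,160),78),('bartop',(221.5,164),108),('podcorner',(143,153),70),('podTR',(288,68),10),('rimL',(213,290),100)]: print(n,ray('wrist',c,z).round(1))
for p in [(500,-360,70),(441,-359,70),(581,-260,70),(441,-260,70),(581,-360,70)]: print(p,proj('wrist',p).round(0))"
```

```text
[225.67347965 170.22369692]
disc [ 507.9 -320.8   78. ]
bartop [ 504.5 -323.2  108. ]
podcorner [ 578.5 -367.4   70. ]
podTR [ 408.6 -363.1   10. ]
rimL [ 590.1 -207.2  100. ]
(500, -360, 70) [211. 120.]
(441, -359, 70) [264.  89.]
(581, -260, 70) [199. 236.]
(441, -260, 70) [311. 177.]
(581, -360, 70) [145. 160.]
```

View pics/w14c.png

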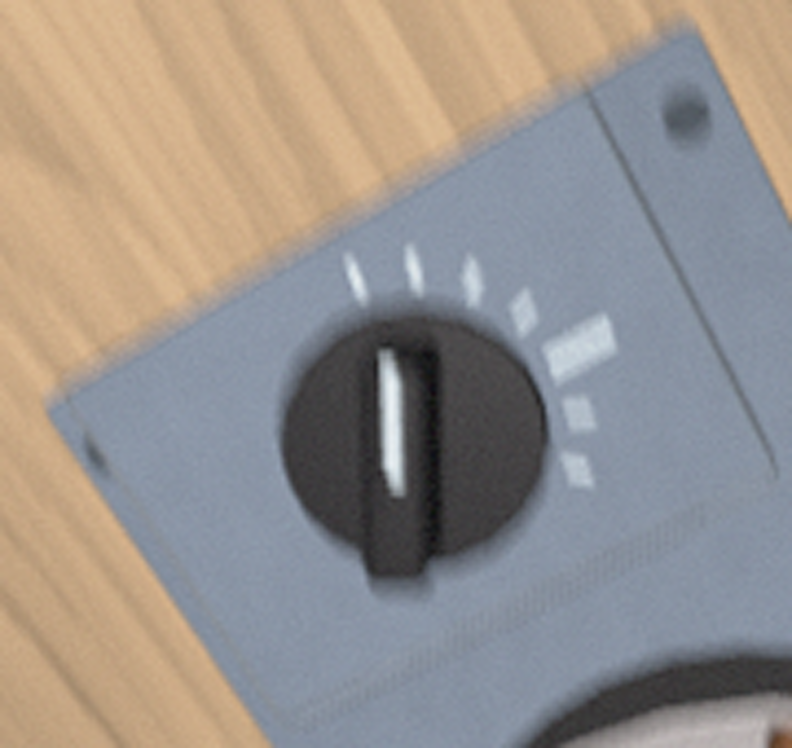

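```bash
python3 -c "
from h import *
st()
m=viewer.camera_model('wrist');im=viewer.snapshot('wrist');cv2.imwrite('pics/w15.png',im);st()
crop('pics/w15.png','pics/w15c.png',130,60,180,170,4.4)
print(proj('wrist',(512,-311,78),m),proj('wrist',(512,-311,108),m))"
```

```text
t 44.15 q [-0.71   0.327 -0.097  1.105  0.061 -1.748] p [ 482.5 -293.9  251.2] r 565.0 toolz [ 0.072  0.019 -0.997] tooly [-0.86   0.508 -0.052] tilt 4.3 F [-1.8 -3.4 -0.6] w 85.7
t 44.2 q [-0.707  0.326 -0.099  1.105  0.062 -1.744] p [ 482.9 -291.8  251.4] r 564.2 toolz [ 0.072  0.02  -0.997] tooly [-0.86   0.508 -0.052] tilt 4.3 F [-1.3  0.7 -0.4] w 85.6
[225.67347965 170.22369692] [221.64711702 179.20061195]
```

View pics/w15c.png

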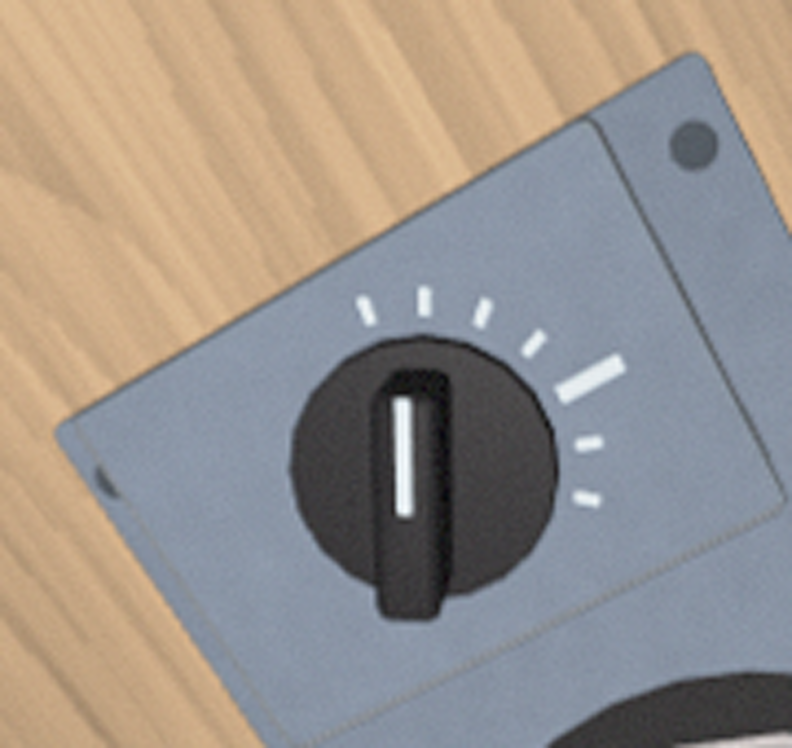

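```bash
python3 -c "
from h import *
m=viewer.camera_model('wrist')
print(m['extrinsics'][:3,3], ray('wrist',(226.5,165.8),78,m), ray('wrist',((407/4.4)+130,(495/4.4)+60),108,m))
im=viewer.snapshot('wrist');cv2.imwrite('pics/w16.png',im);m2=viewer.camera_model('wrist');print(m2['extrinsics'][:3,3]);st()
crop('pics/w16.png','pics/w16c.png',130,60,180,170,4.4)"
```

```text
[578.19890777 -36.53054562 353.71650075] [ 509.25322021 -312.20002783   78.        ] [ 508.32660145 -313.7574655   108.        ]
[577.56229701 -37.95055702 353.68651593]
t 44.25 q [-0.705  0.324 -0.099  1.106  0.063 -1.743] p [ 483.2 -290.2  251.6] r 563.6 toolz [ 0.072  0.021 -0.997] tooly [-0.86   0.508 -0.051] tilt 4.3 F [0.3 0.6 0.1] w 85.3
```

View pics/w16c.png

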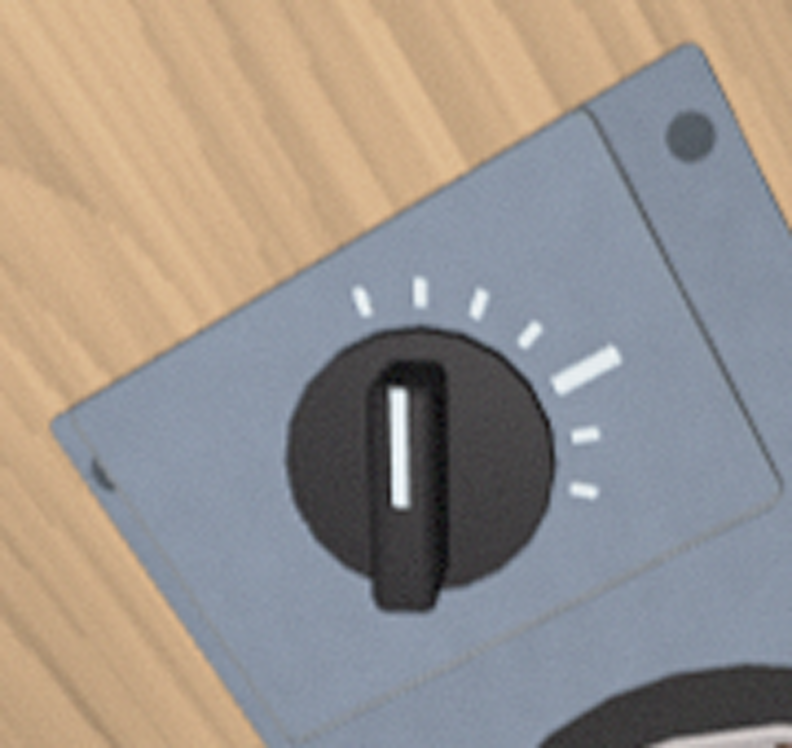

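```bash
python3 -c "
from h import *
gen([((508,-312,190),4,0),((510,-312,125),4,0)])"
```

```text
q [-0.71  0.42 -0.12  0.99  0.06 -1.74] p [ 508. -312.  190.] tz [ 0.072  0.021 -0.997] ty [-0.86  0.51 -0.05] tilt 4.3 tiltaz 16.0
q [-0.7   0.48 -0.2   0.84  0.06 -1.74] p [ 510. -312.  125.] tz [ 0.072  0.021 -0.997] ty [-0.86  0.51 -0.05] tilt 4.3 tiltaz 16.0
[1, 0.016, -0.049, 0.105, 0, 1, 0.017, -0.048, 0.105, 0, 1, 0.016, -0.049, 0.105, 0, 1, 0.017, -0.048, 0.104, 0, 1, 0.004, 0.003, 0.108, 0, 1, 0.004, 0.002, 0.108, 0, 1, 0.004, 0.003, 0.109, 0, 1, 0.005, 0.002, 0.108, 0]
```

Call:
{"op": "jog_arm", "data": {
  "plan": [1,0.016,-0.049,0.105,0,1,0.016,-0.049,0.105,0,1,0.016,-0.049,0.105,0,1,0.016,-0.04,0.105,0,1,0.004,0.003,0.108,0,1,0.004,0.003,0.108,0,1,0.004,0.003,0.1,0,1,0,0,0.05,0,1,0,0,0,0]
}}

```text
clock: 45.0
position: [510.1, -301.9, 124.0]
tcp_rot: [0.036, -0.499, 0.866, -0.004]
force: [-0.2, 0.2, -0.1]
gripper_width: 85.5
```

```bash
python3 -c "
from h import *
lvl();m=viewer.camera_model('wrist');cv2.imwrite('pics/w17.png',viewer.snapshot('wrist'));st()
plan((510,-312,99),step=10)"
```

```text
t 45.0 q [-0.692  0.482 -0.211  0.844  0.065 -1.735] p [ 510.1 -301.9  124. ] r 592.7 toolz [ 0.067  0.028 -0.997] tooly [-0.863  0.503 -0.044] tilt 4.2 F [-0.2  0.2 -0.1] w 85.5
x_z -0.058 want -.089; y_z -0.044 want -.04; yaz 149.8
t 45.05 q [-0.692  0.481 -0.21   0.845  0.065 -1.735] p [ 510.2 -302.   124.6] r 592.9 toolz [ 0.068  0.028 -0.997] tooly [-0.863  0.503 -0.044] tilt 4.2 F [-1.  -0.1  0.1] w 85.3
-> (510, -312, 99) 3 rows of [ 0.023 -0.008  0.056]
```

View pics/w17.png

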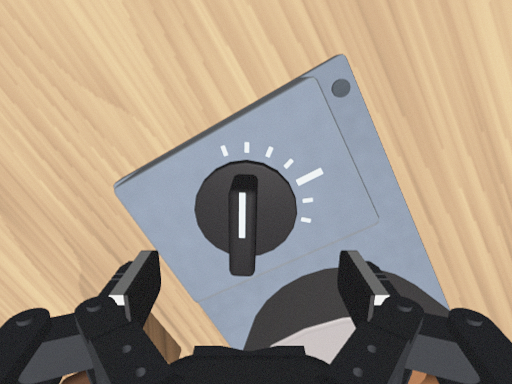

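```bash
python3 -c "
from h import *
m=viewer.camera_model('wrist')
print(ray('wrist',(246,209),78,m),ray('wrist',(242.5,227),108,m),proj('wrist',(510,-312,78),m))
plan((508.5,-312.5,99),step=10)"
```

```text
[ 509.02875856 -314.87892795   78.        ] [ 507.62941144 -317.64069704  108.        ] [247.02251142 213.55076546]
-> (508.5, -312.5, 99) 3 rows of [ 0.025 -0.006  0.056]
```

```bash
python3 -c "
from h import *
plan((509.5,-313.5,124),(509,-313.5,99),step=9)"
```

```text
-> (509.5, -313.5, 124) 2 rows of [ 0.035 -0.017  0.001]
-> (509, -313.5, 99) 3 rows of [0.004 0.003 0.055]
```

Call:
{"op": "jog_arm", "data": {
  "plan": [1,0.037,-0.017,0,0,1,0.037,-0.017,0,0,1,0.01,0.003,0.055,0,1,0.01,0.003,0.055,0,1,0.01,0.003,0.05,0,1,0,0,0,0]
}}

```text
clock: 45.55
position: [509.0, -319.4, 101.4]
tcp_rot: [0.037, -0.499, 0.866, -0.008]
force: [-1.4, -0.7, -1.1]
gripper_width: 85.7
```

```bash
python3 -c "
from h import *
lvl();cv2.imwrite('pics/w18.png',viewer.snapshot('wrist'));plan((509.3,-313.5,99),step=10)"
```

```text
t 45.55 q [-0.716  0.516 -0.221  0.796  0.066 -1.76 ] p [ 509.  -319.4  101.4] r 600.9 toolz [ 0.072  0.024 -0.997] tooly [-0.863  0.502 -0.05 ] tilt 4.4 F [-1.4 -0.7 -1.1] w 85.7
x_z -0.057 want -.089; y_z -0.05 want -.04; yaz 149.8
-> (509.3, -313.5, 99) 1 rows of [-0.034  0.021  0.021]
```

View pics/w18.png

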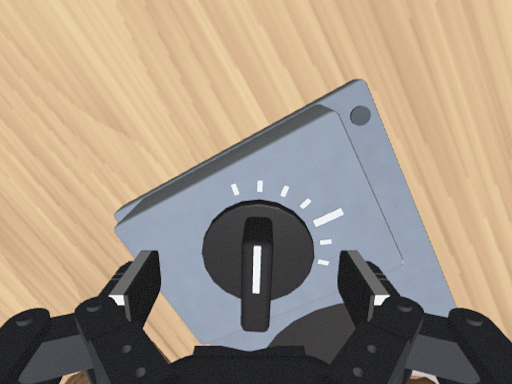

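Call:
{"op": "jog_arm", "data": {
  "plan": [1,-0.032,0.02,0.012,0,1,0,0,0,0,-1,0,0,0,0,-1,0,0,0,0,-1,0,0,0,0,-1,0,0,0,0,-1,0,0,0,0],
  "newtons": 45
}}

```text
clock: 46.18
position: [509.5, -312.9, 100.9]
tcp_rot: [0.038, -0.499, 0.866, -0.008]
force: [0.6, -0.3, -0.3]
gripper_width: 25.5
```

```bash
python3 -c "
from h import *
lvl();cv2.imwrite('pics/w19.png',viewer.snapshot('wrist'))"
```

```text
t 46.18 q [-0.707  0.51  -0.232  0.788  0.066 -1.752] p [ 509.5 -312.9  100.9] r 597.9 toolz [ 0.073  0.024 -0.997] tooly [-0.863  0.502 -0.052] tilt 4.4 F [ 0.6 -0.3 -0.3] w 25.5
x_z -0.057 want -.089; y_z -0.052 want -.04; yaz 149.8
```

View pics/w19.png

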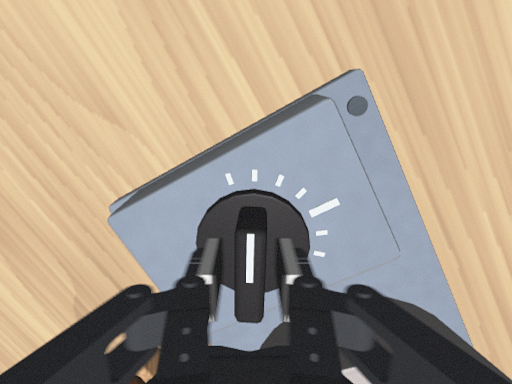

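Call:
{"op": "jog_arm", "data": {
  "plan": [-1,0,0,0,0,-1,0,0,0,0,-1,0,0,0,0]
}}

```text
clock: 46.48
position: [508.7, -312.5, 101.0]
tcp_rot: [0.037, -0.499, 0.866, -0.007]
force: [1.3, -0.4, -0.5]
gripper_width: 13.3
```

```bash
python3 -c "
from h import *
lvl()"
```

```text
t 46.48 q [-0.707  0.509 -0.233  0.79   0.065 -1.751] p [ 508.7 -312.5  101. ] r 597.0 toolz [ 0.072  0.025 -0.997] tooly [-0.863  0.502 -0.05 ] tilt 4.3 F [ 1.3 -0.4 -0.5] w 13.3
x_z -0.057 want -.089; y_z -0.05 want -.04; yaz 149.8
```

Gripped cleanly, low force. Turn clockwise.

Call:
{"op": "jog_arm", "data": {
  "plan": [-1,0,0,0,0.03,-1,0,0,0,0.035,-1,0,0,0,0.035,-1,0,0,0,0.035,-1,0,0,0,0.035,-1,0,0,0,0.035]
}}

```text
clock: 46.98
position: [507.1, -313.3, 101.7]
tcp_rot: [0.035, -0.194, 0.98, 0.004]
force: [-3.8, -4.8, 1.3]
gripper_width: 13.2
```

```bash
python3 -c "
from h import *
s,_=lvl();print(s['ft_torque'])"
```

```text
t 46.98 q [-0.708  0.509 -0.232  0.793  0.061 -1.096] p [ 507.1 -313.3  101.7] r 596.1 toolz [ 0.068  0.022 -0.997] tooly [-0.38   0.925 -0.005] tilt 4.1 F [-3.8 -4.8  1.3] w 13.2
x_z -0.071 want -.089; y_z -0.005 want -.04; yaz 112.3
[0.69008393 0.28975211 3.7126597 ]
```

Call:
{"op": "jog_arm", "data": {
  "plan": [-1,0,0,0,0.035,-1,0,0,0,0.035,-1,0,0,0,0.03,-1,0,0,0,0.015,-1,0,0,0,0]
}}

```text
clock: 47.4
position: [503.7, -312.7, 102.1]
tcp_rot: [0.031, -0.004, 0.999, 0.011]
force: [-0.7, 1.6, -0.7]
gripper_width: 12.6
```

```bash
python3 -c "
from h import *
s,_=lvl();print(s['ft_torque']);cv2.imwrite('pics/w20.png',viewer.snapshot('wrist'))"
```

```text
t 47.4 q [-0.709  0.506 -0.234  0.798  0.057 -0.717] p [ 503.7 -312.7  102.1] r 592.8 toolz [ 0.062  0.023 -0.998] tooly [-0.009  1.     0.022] tilt 3.8 F [-0.7  1.6 -0.7] w 12.6
x_z -0.062 want -.089; y_z 0.022 want -.04; yaz 90.5
[-0.37541516 -0.02963279 -0.13614223]
```

View pics/w20.png

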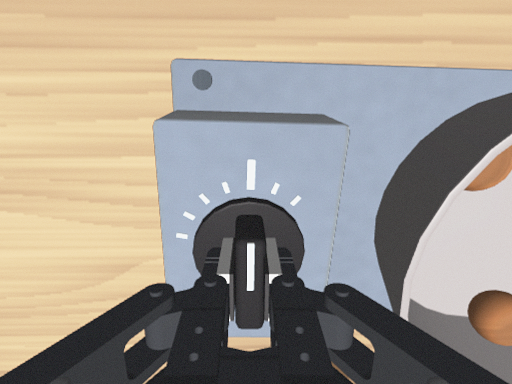

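Call:
{"op": "jog_arm", "data": {
  "plan": [0,0,0,0,0,0,0,0,0,0,0,0,0,0,0,0,0,0,0,0,0,0,0,-0.06,0,0,0,0,-0.15,0,0,0,0,-0.2,0,0,0,0,-0.2,0,0,0,0,-0.2,0]
}}

```text
clock: 48.2
position: [493.0, -313.2, 223.0]
tcp_rot: [0.027, -0.01, 0.999, 0.015]
force: [0.8, -0.9, 0.2]
gripper_width: 42.9
```

Call:
{"op": "jog_arm", "data": {
  "plan": [0,0,0,-0.2,0,0,0.1,0,-0.15,0,0,0.15,0,-0.1,0,0,0.15,0,0,0,0,0.1,0,0,0,0,0,0,0,0,0,0,0,0,0]
}}

```text
clock: 48.78
position: [413.9, -319.2, 303.6]
tcp_rot: [0.033, -0.011, 0.999, 0.008]
force: [0.0, -0.7, 0.3]
gripper_width: 42.8
```

```bash
python3 -c "
from h import *
lvl()
for n in ('scene','wrist','side'): cv2.imwrite(f'pics/f_{n}.png',viewer.snapshot(n))
crop('pics/f_scene.png','pics/f_c.png',105,120,300,140,2.6)"
```

```text
t 48.78 q [-0.833  0.23  -0.092  1.217  0.06  -0.854] p [ 413.9 -319.2  303.6] r 522.6 toolz [ 0.066  0.016 -0.998] tooly [-0.023  1.     0.015] tilt 3.9 F [ 0.  -0.7  0.3] w 42.8
x_z -0.067 want -.089; y_z 0.015 want -.04; yaz 91.3
```

View pics/f_wrist.png

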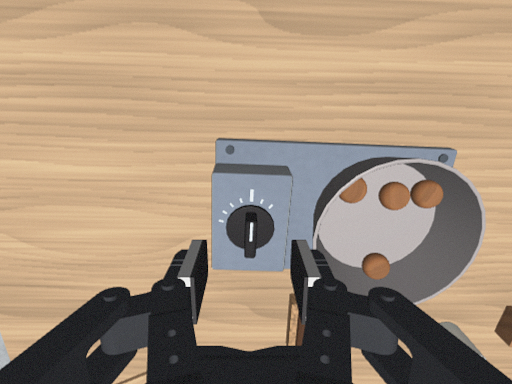

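View pics/f_c.png

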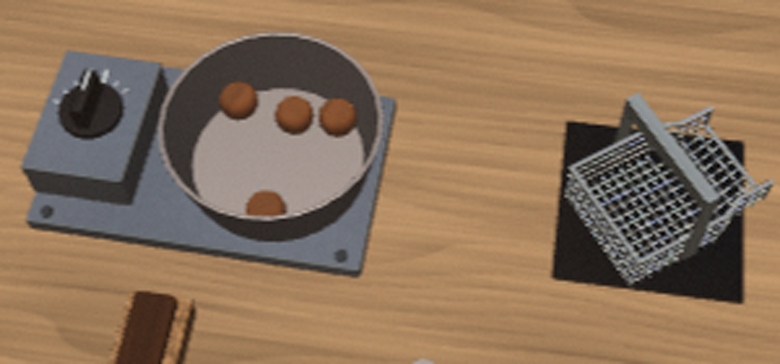

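View pics/f_side.png

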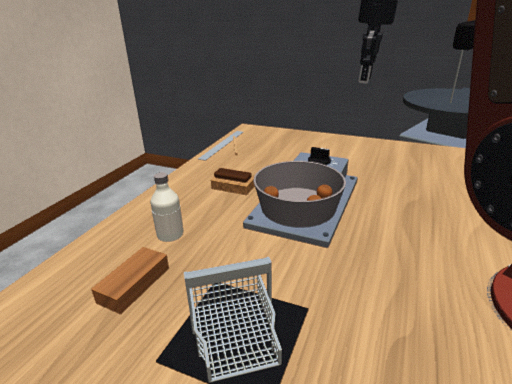

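```bash
python3 -c "
from h import *
print(workorder.hand_in())"
```

```text
the job is handed in; nothing more can be done
None
```

The job is handed in at about 49 s. All four balls are in the tub, the empty basket is upright on its mat, and the timer dial is on the long mark.

**How the tipping was done:** The moves only allow turning about the tool's own axis. I tilted the tool by pushing against the arm's joint limits, with the spout uphill so the balls stayed in. I then turned the basket spout-down over the tub, where its lip was about 0.10 m above the bench. Afterwards I levelled the basket the same way on the other side of the robot, set it down with about 5 N of contact, and released it.

**Last checks:**
- **Balls:** all four are visible in the tub, and the fingers never touched them.
- **Basket:** it is empty, upright and about 5 mm off the mat's centre.
- **Basket heading:** it now faces about 30° away from how it started; I did not turn it back, because the task does not ask for it.
- **Dial:** the pointer lines up with the long tick in the wrist view; it started on click 1.
- **Bystanders:** the glue bottle, offcut and sander look unmoved.

**Disagreements and limits:**
- **Dial position:** the scene and wrist cameras disagreed by about 3–4 mm, so I gripped in between, and the bar was centred in the fingers.
- **Wrist force:** the highest reading was about 34 N, when the arm stopped suddenly at a limit while carrying the basket.
- **Joint 4:** it read up to 2.022 against its stated limit of 2.02 while I was using that limit to tilt. It would only matter if the limit is judged to three decimals.

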